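Swap the relays on a germination cabinet's control plate

TASK

Swap the worn contactors on this control plate for the new relay modules waiting on the bench: switch the plate off at its main switch, rock the worn ones off the rail and stand them upright on the low shelf in one neat row, side by side. Then clip every new module onto the rail, hooking its lip under the rail's edge and rocking it down until its sprung foot clicks home, close them up into one row without gaps against the power supply, slide the end clamp up against the last one, and only then switch the plate back on. Leave the jars, the dish and the tweezers where they are.

Things in the scene. Friction and masses are not known exactly. Their poses are not given: they have to be found in the camera images.
- rail (a point): middle of the top of the steel top-hat rail, 28 mm above the bench. x across the rail, away from the robot; y along it (robot's left); z up. The rail is 35 mm wide (near and far edge at x = -17.5 and 17.5 mm), 360 mm long; its edges are flanges 3 mm thick (z -3 to 0) overhanging by 5.5 mm. From +y to -y it carries the main switch, the power supply, free rail, the end clamp.
- plate: the fixed aluminium plate on the bench that carries the rail, 3 mm thick, origin on its underside below rail, same axes; x -48 to 125, y -190 to 190 mm. A wiring duct 38 mm high runs along it at x = 82 to 110 mm. On the rail: main switch (y 125 to 161 mm) and power supply (y 71 to 125), both of the modules' outline, noses to 93 mm above the bench.
- supply_side (a point): the power supply's side face, looking to -y along the rail, in the middle of the rail (y = 71 mm in the frame of rail), 60 mm above the bench; axes as rail. The first module stands against it, its origin then 18 mm to -y.
- main_switch (a joint): the main switch's black toggle, rad: 0 is off (leans 0.5 rad to the robot, -x), 1.0 is on (leans 0.5 rad away, +x). It stays where it is left; about 2 N at the tip moves it, and it stops by itself at each end. It starts on.
- switch_pivot (a point): the axis on which the toggle turns (along y), in the middle of the switch, 90 mm above the bench, 3 mm below the switch's flat nose top; axes as rail
- switch_tip (a point): the tip of the toggle, 28 mm from its axis; the toggle is 9 mm thick and 14 mm wide
- end_clamp (a joint): travel of the grey end clamp along the rail, m: 0 is its far end, growing to +y, towards the modules and the supply. It slides stiffly (about 2 N) and stays where it is left; it cannot leave the rail.
- clamp_face (a point): the end clamp's face that looks to +y, towards the modules, in the middle of the rail, 60 mm above the bench; axes as rail. The clamp is a plate 10 mm thick (y from -10 to 0 of this point), its upper part 40 mm long in x (-20 to 20), 45 to 80 mm above the bench: push it from the -y side or grip it across its 40 mm.
- relay1: relay module, one of 2 to 4 alike (None: absent), upright on the bench at the start. Origin: centre of its underside, z up, x along its length, y across. Putty-grey body 88 long (x -44 to 44) x 36 wide, z 17 to 46 mm; on it a nose 45 long (x -22.5 to 22.5) x 36 wide, z 46 to 76, to be gripped across its 45 mm, above the shoulders. About 0.15 kg. More under relay2 to 4.
- relay2: relay module like relay1, or None. Hook, on the -x side of each module: a rigid leg (x -23.5 to -18.5, z 0 to 17 mm) with a lip pointing to +x that slopes down 20 degrees (tip at x = -13.5; its top at z = 6.5 at the root, 4.3 at the tip). The rail's edge goes between the lip and the flat seat (z = 11 mm, x -15 to 19).
- relay3: relay module like relay1, or None. Foot, on the +x side: black, sprung, 18 mm wide; its tip (x = 14.5, z 5 to 7 mm, a ramp below it down to x = 18.5, z = 0) snaps under the rail's far edge; its tab sticks out to x = 51. Home: origin at x = 0 (1 mm of play) and z = -11 mm in rail's frame, axes along the rail's; it can still be slid along the rail.
- relay4: relay module like relay1, or None. To fit one: tilt it 0.38 rad, foot side up, hook the lip under the rail's near (-x) edge from the near side until the leg meets the edge, then rock it down about that edge till the foot clicks: about 8 N pressed down over the foot side, 15 N at the middle of the nose.
- worn1: worn contactor, one of 2 or 3 alike (None: absent), standing loose on the rail at the start: dark grey, wider and taller than the relays. Axes, body, hook and seat as relay1's, but 45 wide (y -22.5 to 22.5) and its nose z 46 to 84 mm (45 long in x, to be gripped so). About 0.22 kg. Its black foot is pulled out and parked clear of the rail (x 24.5 to 57, z 0 to 17 mm).
- worn2: worn contactor like worn1, or None. At the start the hook's lip lies under the rail's near edge: rock it up about that edge, foot side up, by about 0.38 rad, then draw it off to the near (-x) side.
- worn3: worn contactor like worn1, or None. Ends standing on the shelf.
- shelf_top (a point): middle of the board of the low wooden shelf (fixed), on its upper face, 60 mm above the bench. x across the board, away from the robot, y along it, z up. The board reaches from x = -62 to 60 mm, y = -95 to 95 mm; behind it a ledge 18 mm high (x 60 to 68 mm). The worn contactors go in a row along y, origin near x = -5 mm, foot side to the ledge (x axes alike).
- relay1_foot (a joint): travel of the sprung foot of relay1, m: 0 out (at rest, or clicked under the rail), up to 0.006 while the rail's edge pushes it outwards (+x); springs back with 3 N at 0, 7 N at 0.006
- relay2_foot (a joint): travel of the sprung foot of relay2, m: 0 out (at rest, or clicked under the rail), up to 0.006 while the rail's edge pushes it outwards (+x); springs back with 3 N at 0, 7 N at 0.006
- relay3_foot (a joint): travel of the sprung foot of relay3, m: 0 out (at rest, or clicked under the rail), up to 0.006 while the rail's edge pushes it outwards (+x); springs back with 3 N at 0, 7 N at 0.006
- relay4_foot (a joint): travel of the sprung foot of relay4, m: 0 out (at rest, or clicked under the rail), up to 0.006 while the rail's edge pushes it outwards (+x); springs back with 3 N at 0, 7 N at 0.006
- seed_jar: the tall jar of seeds: clear glass with a black lid, 60 mm in diameter, 110 mm high; origin at the centre of its underside. Leave it standing where it is.
- small_jar: a small jar with a black lid, 48 mm in diameter, 70 mm high; origin at the centre of its underside. Leave it.
- dish: a round flat glass dish with seeds on it, 90 mm in diameter, 14 mm high; origin at the centre of its underside. Leave it.
- tweezers: steel tweezers lying down, 125 mm long, 8 mm high; origin under their middle, x along them. Leave them.
Things that resemble listed ones, but are neither listed nor needed, are in the scene too. What is shaped like the relay1 but green is not meant.

How it is judged:
On the way, in this order (a step that is already met when the one before it is completed fails the run):
1. the main switch is turned off (value of joint main_switch below 0.15 rad), for 0.2 s.
2. with the switch off, every relay module present is clicked home on the rail (x of relay1 in the frame of rail between -0.003 and 0.003 m and z of relay1 in the frame of rail between -0.013 and -0.009 m and angle between each of relay1, relay2, relay3, relay4's own z axis and vertical below 0.05 rad and angle between the y axis of each of relay1, relay2, relay3, relay4 and the y axis of rail, either way round below 0.06 rad and value of joint each of relay1_foot, relay2_foot, relay3_foot, relay4_foot below 0.002 m and y of relay1 in the frame of rail between -0.17 and 0.056 m and x of relay2 in the frame of rail between -0.003 and 0.003 m and z of relay2 in the frame of rail between -0.013 and -0.009 m and y of relay2 in the frame of rail between -0.17 and 0.056 m and x of relay3 in the frame of rail between -0.003 and 0.003 m and z of relay3 in the frame of rail between -0.013 and -0.009 m and y of relay3 in the frame of rail between -0.17 and 0.056 m and x of relay4 in the frame of rail between -0.003 and 0.003 m and z of relay4 in the frame of rail between -0.013 and -0.009 m and y of relay4 in the frame of rail between -0.17 and 0.056 m and value of joint main_switch below 0.15 rad), for 0.3 s.
3. with the switch still off, the modules stand in one row without gaps between the power supply and the end clamp (all of step 2 and (y of relay1 in the frame of supply_side between -0.021 and -0.015 m or y of relay1 in the frame of relay2 between -0.039 and -0.033 m or y of relay1 in the frame of relay3 between -0.039 and -0.033 m or y of relay1 in the frame of relay4 between -0.039 and -0.033 m) and (y of relay2 in the frame of supply_side between -0.021 and -0.015 m or y of relay2 in the frame of relay1 between -0.039 and -0.033 m or y of relay2 in the frame of relay3 between -0.039 and -0.033 m or y of relay2 in the frame of relay4 between -0.039 and -0.033 m) and (y of relay3 in the frame of supply_side between -0.021 and -0.015 m or y of relay3 in the frame of relay1 between -0.039 and -0.033 m or y of relay3 in the frame of relay2 between -0.039 and -0.033 m or y of relay3 in the frame of relay4 between -0.039 and -0.033 m) and (y of relay4 in the frame of supply_side between -0.021 and -0.015 m or y of relay4 in the frame of relay1 between -0.039 and -0.033 m or y of relay4 in the frame of relay2 between -0.039 and -0.033 m or y of relay4 in the frame of relay3 between -0.039 and -0.033 m) and (y of relay1 in the frame of clamp_face between 0.015 and 0.021 m or y of relay2 in the frame of clamp_face between 0.015 and 0.021 m or y of relay3 in the frame of clamp_face between 0.015 and 0.021 m or y of relay4 in the frame of clamp_face between 0.015 and 0.021 m)), for 0.3 s.
At the end, for the whole second after the job is handed in: Modules clicked home on the rail (3 mm across, 2 mm in height, tilt 0.05, in line 0.06 rad, foot 2 mm), in one row from supply to clamp, gaps under 3 mm; worn ones upright on the shelf in one row, square to it within 0.15 rad, gaps and offsets under 12 mm; at rest; switch on (above 0.85 rad) (x of relay1 in the frame of rail between -0.003 and 0.003 m and z of relay1 in the frame of rail between -0.013 and -0.009 m and angle between each of relay1, relay2, relay3, relay4's own z axis and vertical below 0.05 rad and angle between the y axis of each of relay1, relay2, relay3, relay4 and the y axis of rail, either way round below 0.06 rad and value of joint each of relay1_foot, relay2_foot, relay3_foot, relay4_foot below 0.002 m and y of relay1 in the frame of rail between -0.17 and 0.056 m and x of relay2 in the frame of rail between -0.003 and 0.003 m and z of relay2 in the frame of rail between -0.013 and -0.009 m and y of relay2 in the frame of rail between -0.17 and 0.056 m and x of relay3 in the frame of rail between -0.003 and 0.003 m and z of relay3 in the frame of rail between -0.013 and -0.009 m and y of relay3 in the frame of rail between -0.17 and 0.056 m and x of relay4 in the frame of rail between -0.003 and 0.003 m and z of relay4 in the frame of rail between -0.013 and -0.009 m and y of relay4 in the frame of rail between -0.17 and 0.056 m and (y of relay1 in the frame of supply_side between -0.021 and -0.015 m or y of relay1 in the frame of relay2 between -0.039 and -0.033 m or y of relay1 in the frame of relay3 between -0.039 and -0.033 m or y of relay1 in the frame of relay4 between -0.039 and -0.033 m) and (y of relay2 in the frame of supply_side between -0.021 and -0.015 m or y of relay2 in the frame of relay1 between -0.039 and -0.033 m or y of relay2 in the frame of relay3 between -0.039 and -0.033 m or y of relay2 in the frame of relay4 between -0.039 and -0.033 m) and (y of relay3 in the frame of supply_side between -0.021 and -0.015 m or y of relay3 in the frame of relay1 between -0.039 and -0.033 m or y of relay3 in the frame of relay2 between -0.039 and -0.033 m or y of relay3 in the frame of relay4 between -0.039 and -0.033 m) and (y of relay4 in the frame of supply_side between -0.021 and -0.015 m or y of relay4 in the frame of relay1 between -0.039 and -0.033 m or y of relay4 in the frame of relay2 between -0.039 and -0.033 m or y of relay4 in the frame of relay3 between -0.039 and -0.033 m) and (y of relay1 in the frame of clamp_face between 0.015 and 0.021 m or y of relay2 in the frame of clamp_face between 0.015 and 0.021 m or y of relay3 in the frame of clamp_face between 0.015 and 0.021 m or y of relay4 in the frame of clamp_face between 0.015 and 0.021 m) and x of worn1 in the frame of shelf_top between -0.022 and 0.02 m and y of worn1 in the frame of shelf_top between -0.095 and 0.095 m and z of worn1 in the frame of shelf_top between -0.003 and 0.004 m and angle between each of worn1, worn2, worn3's own z axis and vertical below 0.06 rad and angle between the y axis of each of worn1, worn2, worn3 and the y axis of shelf_top, either way round below 0.15 rad and ((y of worn1 in the frame of worn2 between 0.04 and 0.057 m and x of worn1 in the frame of worn2 between -0.012 and 0.012 m) or (y of worn1 in the frame of worn2 between -0.057 and -0.04 m and x of worn1 in the frame of worn2 between -0.012 and 0.012 m) or (y of worn1 in the frame of worn3 between 0.04 and 0.057 m and x of worn1 in the frame of worn3 between -0.012 and 0.012 m) or (y of worn1 in the frame of worn3 between -0.057 and -0.04 m and x of worn1 in the frame of worn3 between -0.012 and 0.012 m)) and x of worn2 in the frame of shelf_top between -0.022 and 0.02 m and y of worn2 in the frame of shelf_top between -0.095 and 0.095 m and z of worn2 in the frame of shelf_top between -0.003 and 0.004 m and ((y of worn2 in the frame of worn1 between 0.04 and 0.057 m and x of worn2 in the frame of worn1 between -0.012 and 0.012 m) or (y of worn2 in the frame of worn1 between -0.057 and -0.04 m and x of worn2 in the frame of worn1 between -0.012 and 0.012 m) or (y of worn2 in the frame of worn3 between 0.04 and 0.057 m and x of worn2 in the frame of worn3 between -0.012 and 0.012 m) or (y of worn2 in the frame of worn3 between -0.057 and -0.04 m and x of worn2 in the frame of worn3 between -0.012 and 0.012 m)) and x of worn3 in the frame of shelf_top between -0.022 and 0.02 m and y of worn3 in the frame of shelf_top between -0.095 and 0.095 m and z of worn3 in the frame of shelf_top between -0.003 and 0.004 m and ((y of worn3 in the frame of worn1 between 0.04 and 0.057 m and x of worn3 in the frame of worn1 between -0.012 and 0.012 m) or (y of worn3 in the frame of worn1 between -0.057 and -0.04 m and x of worn3 in the frame of worn1 between -0.012 and 0.012 m) or (y of worn3 in the frame of worn2 between 0.04 and 0.057 m and x of worn3 in the frame of worn2 between -0.012 and 0.012 m) or (y of worn3 in the frame of worn2 between -0.057 and -0.04 m and x of worn3 in the frame of worn2 between -0.012 and 0.012 m)) and linear speed of each of relay1, relay2, relay3, relay4, worn1, worn2, worn3 below 0.02 m/s and value of joint main_switch above 0.85 rad); the robot touches nothing.
It fails at once if a jar is knocked over (angle between any of seed_jar, small_jar's own z axis and vertical above 0.5 rad).
It fails at once if one of the jars, the dish or the tweezers is moved by more than 6 cm (distance of any of seed_jar, small_jar, dish, tweezers from where it was at the start of the episode above 0.06 m).
Of relay1, relay2, relay3, relay4 only 3 to 4 are there at a start; the rules pass over those that are not, and their reading is None.
Of worn1, worn2, worn3 only 2 to 3 are there at a start; the rules pass over those that are not, and their reading is None.
At some moment in a run one of relay1, relay2, relay3, relay4 may be knocked a few centimetres aside while the robot is not near it.
Once in a run the grip may slacken for a moment while it holds something.
It also fails if it takes over 210 s, if anything falls off the work surface, if the arm or the gripper's body presses on something with over 40 N, if the wrist force passes 120 N, or if a joint passes its speed limit or range.

ROBOT

A 6-joint arm with a two-finger parallel gripper is mounted at the origin on the work surface. World frame = base frame: x ahead of the robot, y to its left, z up, the work surface at z = 0. Lengths are in m, angles in rad, forces in N, time in s.
With the tool pointing down it reaches from about 0.35 to 0.975 m from the base axis. Payload 4.9 kg.
Tool frame: the origin (TCP) lies where the fingers leave the gripper's body, on its centre line; the fingertips stand 73 mm ahead of it and the grasp point (between the pads) lies 54 mm ahead of it; z points along the fingers, y is the direction in which the jaws open and shut (so a half turn about z gives the same grasp; the last joint's range is limited). The gripper opens to 85 mm and grips with 20 to 120 N. Pads are 22 mm wide; open, the fingers measure 114 mm over their backs; the gripper's body (76 mm by 85 mm) begins 54 mm behind the grasp point. The pads swing forward as they close: fully open they stand 13 mm farther back than shut.
Start: joints at [-1.324, 0.053, 1.613, -0, 1.476, -0.119], TCP at [0.224, -0.584, 0.304] pointing down, gripper open.
Joint ranges: [-3.01, 3.01], [-1.01, 2.22], [0.06, 2.58], [-1.02, 4.17], [0.09, 2.62], [-3.14, 3.14]. Speed limits (rad/s): [2.57, 2.57, 3.14, 3.14, 3.14, 3.14].

INTERFACE

Orientations are given as a unit quaternion [x, y, z, w].
In Python, from bench import robot gives the robot as it stands.
- The arm moves only by the shell command python3 -m pendant 'ROWS' [FORCE]. ROWS is JSON, one flat list of numbers, 7 for each row, row after row: the closure, from -1 (fully open) to 1 (shut), so that 0 is half open, then the shift along the tool's x, y, z in mm, then the turn, a rotation vector about the tool's x, y, z in degrees. A call has 1 to 10 rows; each row is the pose to reach, as a shift and turn from the pose commanded when the call began, along the tool's axes at that moment; what a row does not reach only later rows make up. A row lasts 1/12 s, in which the tool goes at most 41.7 mm and 7.16 degrees, less where a joint would pass 70% of its speed; a pose out of reach is approached as far as the arm can. A call with a gripper value outside its range is refused whole. The fingers move at their own pace and stop on an object; FORCE is the grip in N (left out, the last holds). Time passes only in rows, so rows that repeat a pose let the fingers close. It gives the time, the measured TCP pose, the force and the opening at its end, in the units of the state.
- robot.sense(): the state, without advancing time (a new reading comes with each control period).
- robot.snapshot(name): name is "scene" or "top" or "wrist"; returns a dict with "frame" (400x640x3 uint8, blue, green, red), "fx", "fy", "cx", "cy" (pixels), "cam_to_world" (4x4, takes a point from camera to world coordinates). Camera axes: x right, y up, looking along -z (the intrinsics and any distortion apply to the point x, -y, -z); pixel columns grow to the right and rows downward; lengths in m; the calibration is good to about 2 mm. A picture is of the moment at which its call begins. There is no depth.
- robot.job_done(): hands the job in, once; it reports no verdict.
The state is a dict: "clock": time; "joint_pos": joint angles; "qd": joint speeds; "joint_efforts": joint torques, N m; "position": TCP position; "tool_rot": TCP orientation; "ft_force": force on the tool from outside, world axes, zero at the start; "wrist_torque": the same for the moment, N m; "gripper_width": finger opening in m.
Only numpy, scipy, OpenCV 4.12 (cv2) and the standard library are available. Lean on these libraries where they do the work, as an engineer would, in place of code of your own. Each camera call takes 0.05 s, during which the arm holds its last target.

## Working session

There is one attempt and no reset: what is moved stays moved. The work goes in short steps, Python scripts to look and compute and a shell command to move; the robot and the scene stay as the last step left them, time stands still between calls to the robot, and variables do not carry over. Pictures are saved under pics/ and viewed, and the job is handed in when it is done.

```bash
ls; mkdir -p pics; cat > h.py <<'E'
import numpy as np, cv2
from bench import robot
from scipy.spatial.transform import Rotation as R
def snap(n,f,crop=None,scale=1):
    s=robot.snapshot(n); im=s["frame"]
    np.savez('last_%s.npz'%n,**{k:np.asarray(v) for k,v in s.items()})
    if crop: im=im[crop[1]:crop[3],crop[0]:crop[2]]
    if scale!=1: im=cv2.resize(im,None,fx=scale,fy=scale,interpolation=cv2.INTER_CUBIC)
    cv2.imwrite('pics/'+f,im); return s
E
python3 - <<'E'
from h import *
for n in ["scene","top","wrist"]:
    s=snap(n,n+'0.png'); print(n,s['fx'],s['fy'],s['cx'],s['cy'],[k for k in s]); print(np.round(s['cam_to_world'],4))
print(robot.sense())
E
```

```text
pics
scene 508.507234630987 508.507234630987 308.82235729263016 204.15124057056175 ['frame', 'fx', 'fy', 'cx', 'cy', 'cam_to_world']
[[-0.4842 -0.5339  0.6932  1.4044]
 [ 0.8749 -0.3076  0.3741  0.4714]
 [ 0.0135  0.7876  0.616   0.8646]
 [ 0.      0.      0.      1.    ]]
top 424.2011459884321 424.2011459884321 313.29963438388364 197.0416552197297 ['frame', 'fx', 'fy', 'cx', 'cy', 'cam_to_world']
[[-0.028   0.9969 -0.0736  0.441 ]
 [-0.9996 -0.0273  0.0105 -0.0194]
 [ 0.0085  0.0739  0.9972  1.0698]
 [ 0.      0.      0.      1.    ]]
wrist 282.90782929367407 282.90782929367407 317.6625328708685 199.06230665673397 ['frame', 'fx', 'fy', 'cx', 'cy', 'cam_to_world']
[[ 0.3571  0.8824  0.3064  0.3029]
 [-0.9341  0.338   0.1152 -0.5526]
 [-0.0019 -0.3273  0.9449  0.3729]
 [ 0.      0.      0.      1.    ]]
{'clock': 0.15, 'joint_pos': array([-1.32397065e+00,  5.32504737e-02,  1.61401432e+00, -2.27683254e-06,
        1.47601739e+00, -1.18998995e-01]), 'qd': array([ 0.00050689, -0.00198729, -0.00219371, -0.00124956, -0.00047726,
       -0.00019934]), 'joint_efforts': array([ 2.90137887e-04, -3.94244528e+01, -3.70721948e+01, -1.01066939e-04,
        4.72698652e-03, -2.62730765e-05]), 'position': array([ 0.22348052, -0.58326708,  0.30289594]), 'tool_rot': array([ 9.83317757e-01,  1.81894134e-01, -5.50859138e-05, -8.42967978e-04]), 'ft_force': array([-0.07814122, -0.62430649, -1.03184148]), 'wrist_torque': array([-0.00278972,  0.01729174,  0.00294628]), 'gripper_width': 0.0854529833410656}
```

View pics/scene0.png

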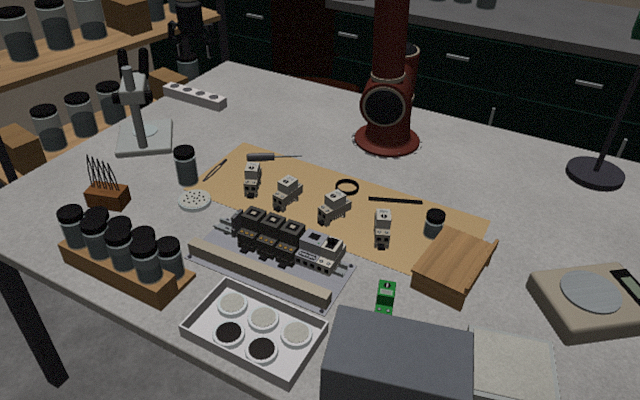

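View pics/top0.png

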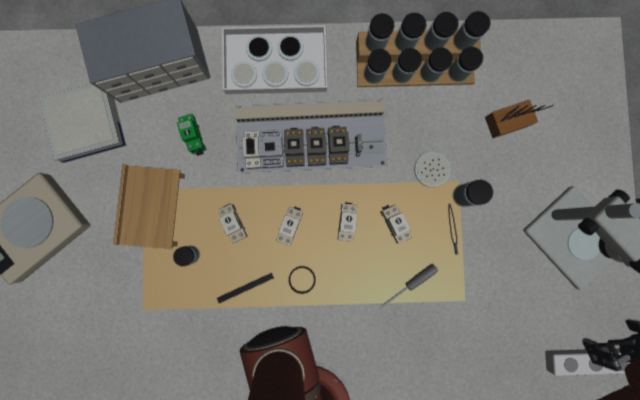

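View pics/wrist0.png

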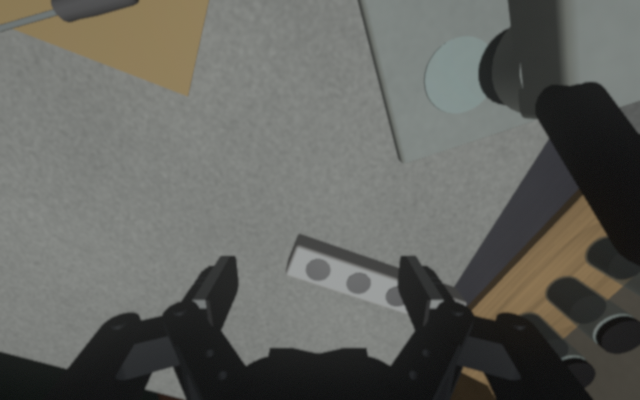

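```bash
python3 - <<'E'
from h import *
im=cv2.imread('pics/top0.png')
def c(x0,y0,x1,y1,f,n): cv2.imwrite('pics/'+n,cv2.resize(im[y0:y1,x0:x1],None,fx=f,fy=f,interpolation=cv2.INTER_CUBIC))
c(225,90,395,190,4.5,'t_rail.png'); c(100,150,220,275,4.5,'t_shelf.png'); c(205,190,425,255,3.6,'t_rel.png')
im=cv2.imread('pics/scene0.png')
c(180,140,500,310,2.5,'s_all.png')
E
```

```text
(no output)
```

View pics/t_rail.png

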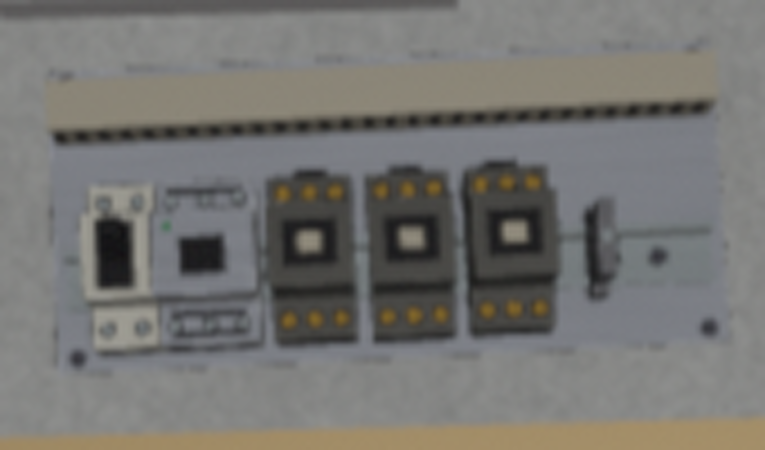

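View pics/t_shelf.png

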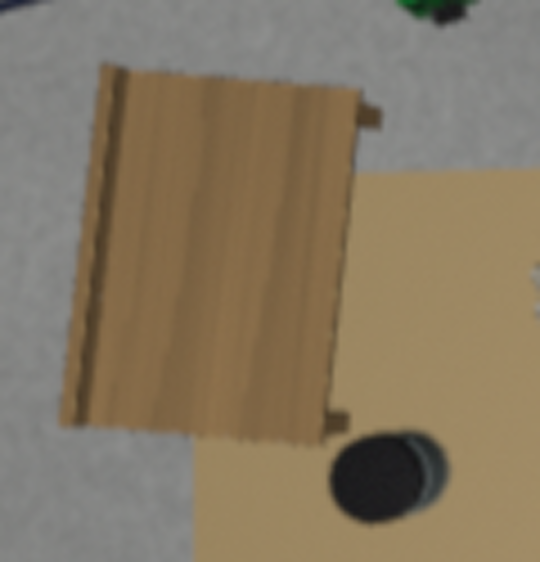

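View pics/t_rel.png

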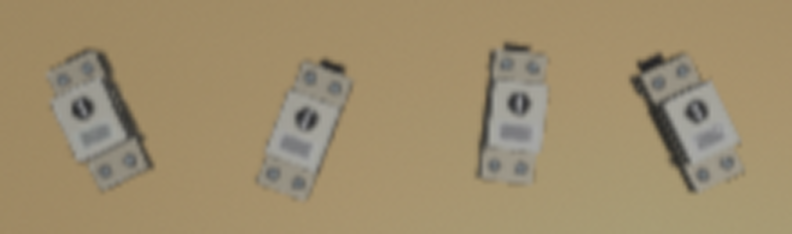

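View pics/s_all.png

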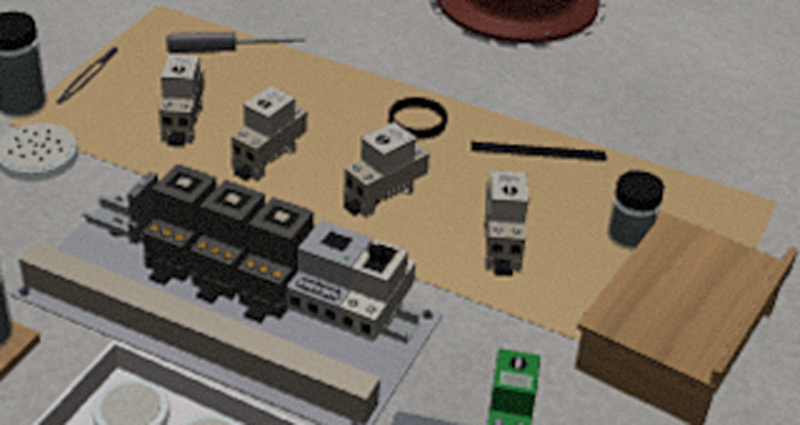

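```bash
cat >> h.py <<'E'
def cam(n):
    return dict(np.load('last_%s.npz'%n))
def p2w(s,u,v,z):
    d=np.array([(u-s['cx'])/s['fx'],-(v-s['cy'])/s['fy'],-1.0]); M=s['cam_to_world']
    d=M[:3,:3]@d; o=M[:3,3]; return o+d*(z-o[2])/d[2]
def w2p(s,P):
    P=np.atleast_2d(P); M=s['cam_to_world']; q=(P-M[:3,3])@M[:3,:3]
    return np.c_[s['cx']+s['fx']*q[:,0]/-q[:,2], s['cy']-s['fy']*q[:,1]/-q[:,2]]
def fit(s,model,pix,x0,z0):
    """planar pose (x,y,yaw) with frame height z0; model: Nx3, pix: Nx2"""
    from scipy.optimize import least_squares
    model=np.array(model,float); pix=np.array(pix,float)
    def f(p):
        c,sn=np.cos(p[2]),np.sin(p[2])
        W=np.c_[p[0]+c*model[:,0]-sn*model[:,1], p[1]+sn*model[:,0]+c*model[:,1], z0+model[:,2]]
        return (w2p(s,W)-pix).ravel()
    r=least_squares(f,x0); return r.x, r.fun.reshape(-1,2)
def cur():
    st=robot.sense(); T=np.eye(4); T[:3,:3]=R.from_quat(st['tool_rot']).as_matrix(); T[:3,3]=st['position']; return T
def go(pos,Rm,gp=False,T0=None):
    """rows from current to TCP at pos with rotation Rm. gp: pos is grasp point (54mm ahead)"""
    T0=cur() if T0 is None else T0
    Rm=np.array(Rm); pos=np.array(pos,float)
    if gp: pos=pos-Rm[:,2]*0.054
    d=T0[:3,:3].T@(pos-T0[:3,3])*1000; r=R.from_matrix(T0[:3,:3].T@Rm).as_rotvec(degrees=True)
    n=max(np.linalg.norm(d)/41.7,np.linalg.norm(r)/7.16)
    print('shift mm',np.round(d,1),'turn deg',np.round(r,2),'rows>=%.1f'%n)
def down(yaw,tilt=0):
    """tool pointing down, jaw axis (tool y) along +-module x with module yaw; tilt: foot side up. tool y = module x or -x (sign choice by s)"""
    Mz=R.from_euler('z',yaw).as_matrix()@R.from_euler('y',-tilt).as_matrix()
    # module axes columns: tool y = mod x ; tool z = -mod z ; tool x = y cross z = modx x (-modz) = mody
    return np.c_[Mz[:,1],Mz[:,0],-Mz[:,2]]
E
python3 - <<'E'
from h import *
s=cam('top')
def t(ox,oy,f,u,v): return ox+u/f,oy+v/f
# rel noses z=.076 center in t_rel
for u,v,uu,vv in [(90,125,0,0),(303,132,0,0),(517,118,0,0),(705,122,0,0)]:
    print('rel',p2w(s,*t(205,190,3.6,u,v),.076).round(3))
for u,v in [(309,240),(411,237),(515,232)]: print('worn',p2w(s,*t(225,90,4.5,u,v),.101).round(3))
for u,v in [(78,358),(708,327)]: print('screw',p2w(s,*t(225,90,4.5,u,v),.003).round(3))
for u,v in [(105,68),(360,90),(322,443),(62,425)]: print('shelf',p2w(s,*t(100,150,4.5,u,v),.078 if u in(105,62) else .06).round(3))
print('tool R',cur().round(3))
print(robot.sense()['position'])
# wrist cam in tool frame
w=cam('wrist'); print((np.linalg.inv(cur())@w['cam_to_world']).round(3))
E
```

```text
rel [0.455 0.166 0.076]
rel [0.447 0.028 0.076]
rel [ 0.452 -0.111  0.076]
rel [ 0.446 -0.233  0.076]
worn [0.638 0.012 0.101]
worn [ 0.638 -0.04   0.101]
worn [ 0.64  -0.094  0.101]
screw [0.594 0.147 0.003]
screw [ 0.602 -0.208  0.003]
shelf [0.602 0.414 0.078]
shelf [0.589 0.287 0.06 ]
shelf [0.403 0.308 0.06 ]
shelf [0.417 0.435 0.078]
tool R [[ 0.934  0.358 -0.     0.223]
 [ 0.358 -0.934  0.002 -0.583]
 [ 0.    -0.002 -1.     0.303]
 [ 0.     0.     0.     1.   ]]
[ 0.22348052 -0.58326708  0.30289594]
[[-0.001  0.945  0.327  0.085]
 [ 1.     0.001  0.    -0.   ]
 [ 0.     0.327 -0.945 -0.07 ]
 [ 0.     0.     0.     1.   ]]
```

```bash
python3 - <<'E'
from h import *
go([.60,-0.04,.27],down(0.0))
E
```

```text
shift mm [ 545.9 -372.6   33.6] turn deg [ -0.08  -0.07 -69.04] rows>=15.9
```

```bash
python3 -m pendant '[-1,546,-373,34,0,0,-69, -1,546,-373,34,0,0,-69, -1,546,-373,34,0,0,-69, -1,546,-373,34,0,0,-69, -1,546,-373,34,0,0,-69, -1,546,-373,34,0,0,-69, -1,546,-373,34,0,0,-69, -1,546,-373,34,0,0,-69, -1,546,-373,34,0,0,-69, -1,546,-373,34,0,0,-69]' 40
python3 - <<'E'
from h import *
go([.60,-0.04,.27],down(0.0))
E
```

```text
clock: 0.98
position: [0.4611, -0.2395, 0.2823]
tool_rot: [0.705, 0.709, 0.0, 0.0]
ft_force: [0.8, -0.9, -0.1]
gripper_width: 0.0857
shift mm [198.9 139.9  12.3] turn deg [0.01 0.01 0.26] rows>=5.8
```

```bash
python3 -m pendant '[1,199,140,12,0,0,0, 1,199,140,12,0,0,0, 1,199,140,12,0,0,0, 1,199,140,12,0,0,0, 1,199,140,12,0,0,0, 1,199,140,12,0,0,0, 1,199,140,12,0,0,0, 1,199,140,12,0,0,0]'
python3 - <<'E'
from h import *
s=snap('wrist','w1.png'); print(cur().round(4)); print(robot.sense()['joint_pos'].round(2))
E
```

```text
clock: 1.65
position: [0.6009, -0.041, 0.2697]
tool_rot: [0.706, 0.708, -0.001, -0.001]
ft_force: [0.0, -1.0, 0.1]
gripper_width: 0.0004
[[-7.000e-04  1.000e+00 -1.300e-03  6.005e-01]
 [ 1.000e+00  7.000e-04 -3.000e-04 -4.220e-02]
 [-3.000e-04 -1.400e-03 -1.000e+00  2.699e-01]
 [ 0.000e+00  0.000e+00  0.000e+00  1.000e+00]]
[-0.19  0.02  1.7  -0.    1.42 -0.19]
```

View pics/w1.png

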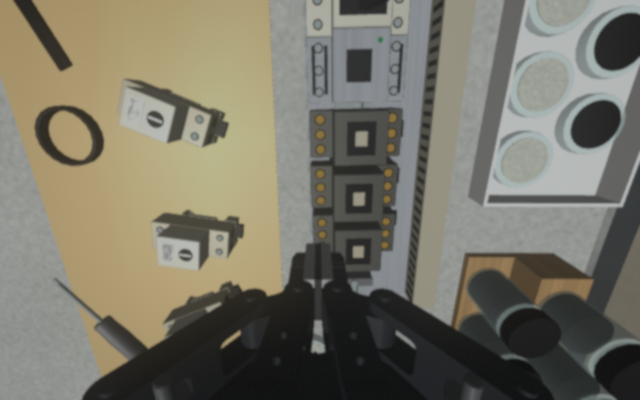

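```bash
python3 - <<'E'
from h import *
im=cv2.imread('pics/w1.png')
def c(x0,y0,x1,y1,f,n): cv2.imwrite('pics/'+n,cv2.resize(im[y0:y1,x0:x1],None,fx=f,fy=f,interpolation=cv2.INTER_CUBIC))
c(290,0,450,120,5,'w1a.png')
c(290,100,450,220,5,'w1b.png')
E
```

```text
(no output)
```

View pics/w1a.png

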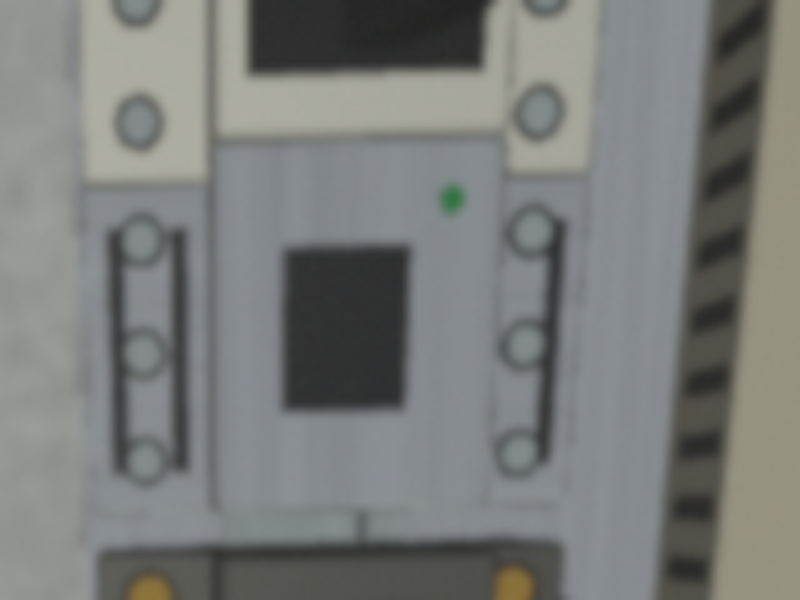

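View pics/w1b.png

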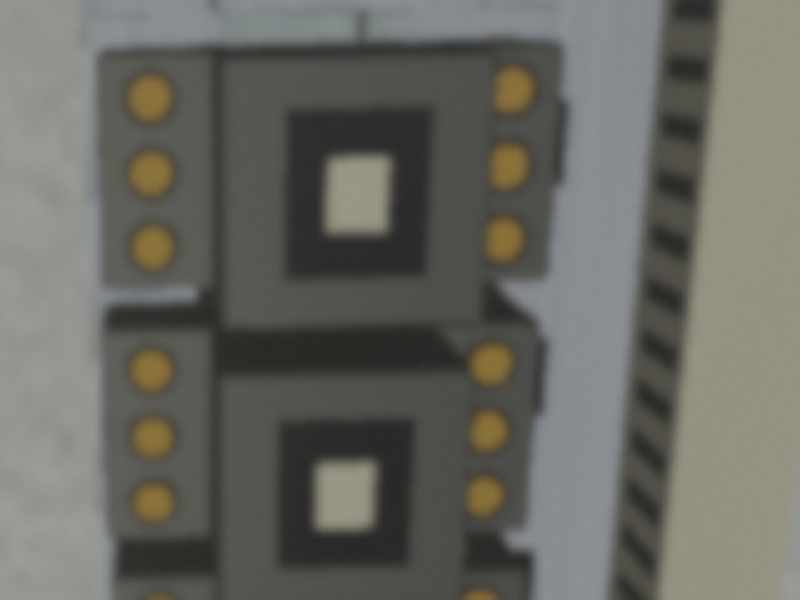

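```bash
python3 - <<'E'
from h import *
s=cam('wrist')
m=np.array([[-22.5,125,65],[-22.5,71,65],[22.5,125,65],[22.5,71,65],[-44,125,35],[44,125,35]])/1000
p=np.array([[215,140],[212,508],[503,135],[488,505],[83,183],[590,175]])/5+[290,0]
x,r=fit(s,m,p,[.64,-.03,0],.028); print(x.round(4),r.round(1).tolist())
# worn: nose top z=.101 ; marks
for (u,v) in [(358,195),(346,495)]:
    print(p2w(s,290+u/5,100+v/5,.103).round(4))
# w.r.t. top camera
t=cam('top')
p2=[p2w(t,225+u/4.5,90+v/4.5,.003).round(4) for u,v in [(78,358),(708,327)]]; print(p2)
# supply near edge fit from top
E
```

```text
[ 0.6369 -0.0276  0.0175] [[-0.4, -0.4], [0.1, 0.8], [1.1, -0.5], [-0.5, 0.5], [-0.6, -0.0], [0.2, -0.3]]
[0.6372 0.0146 0.103 ]
[ 0.6378 -0.0378  0.103 ]
[array([0.5944, 0.1469, 0.003 ]), array([ 0.6025, -0.2084,  0.003 ])]
```

```bash
python3 - <<'E'
from h import *
go([.686,0.115,.22],down(0.02))
E
```

```text
shift mm [157.1  85.7  49.7] turn deg [-0.08  0.02 -1.11] rows>=4.5
```

```bash
python3 -m pendant '[1,157,86,50,0,0,-1, 1,157,86,50,0,0,-1, 1,157,86,50,0,0,-1, 1,157,86,50,0,0,-1, 1,157,86,50,0,0,-1, 1,157,86,50,0,0,-1, 1,157,86,50,0,0,-1, 1,157,86,50,0,0,-1]'
python3 - <<'E'
from h import *
s=snap('wrist','w2.png')
go([.686,0.115,.176],down(0.02))
E
```

```text
clock: 2.37
position: [0.6865, 0.1125, 0.2208]
tool_rot: [0.702, 0.712, -0.0, 0.0]
ft_force: [-0.1, -0.8, 0.3]
gripper_width: -0.0001
shift mm [ 2.7 -0.5 45.2] turn deg [ 0.03  0.03 -0.31] rows>=1.1
```

View pics/w2.png

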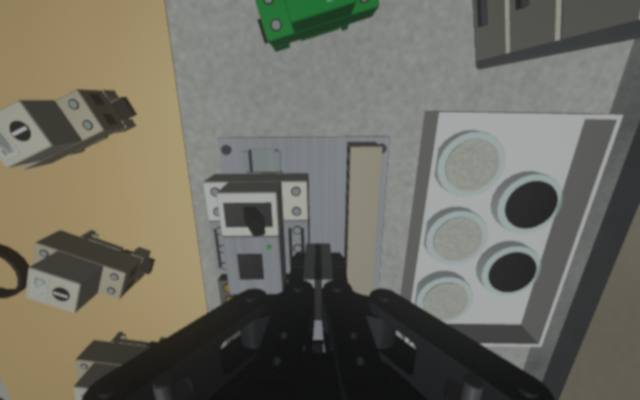

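```bash
python3 -m pendant '[1,3,0,45,0,0,0, 1,3,0,45,0,0,0, 1,3,-20,45,0,0,0, 1,3,-35,45,0,0,0, 1,3,-40,45,0,0,0, 1,3,-45,45,0,0,0,1,3,-45,45,0,0,0]'
python3 - <<'E'
from h import *
s=snap('wrist','w3.png',(200,120,400,270),4); print(cur()[:3,3].round(4), robot.sense()['ft_force'].round(1))
E
```

```text
clock: 3.0
position: [0.6413, 0.1158, 0.1766]
tool_rot: [0.701, 0.713, 0.0, 0.0]
ft_force: [0.6, -0.2, 0.5]
gripper_width: -0.0002
[0.6415 0.1161 0.1762] [ 0.3  0.8 -0.3]
```

View pics/w3.png

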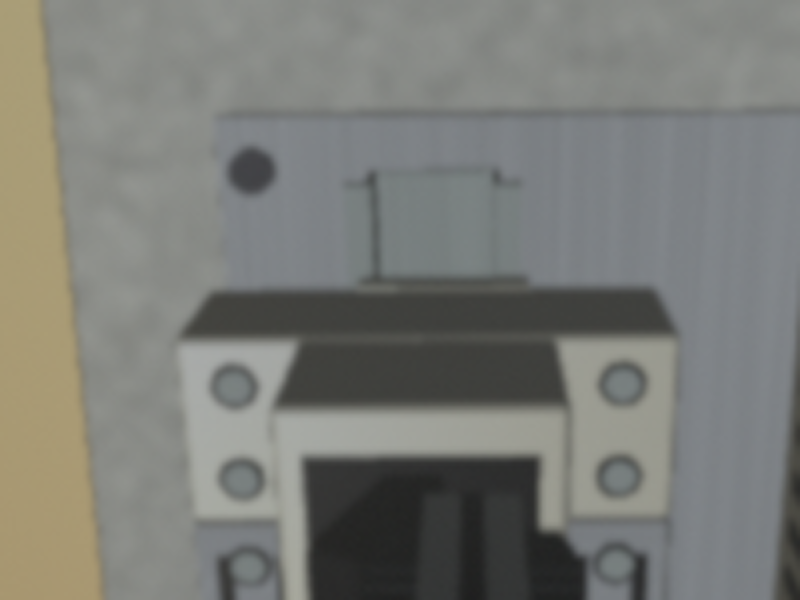

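```bash
python3 -m pendant '[1,0,-4,0,0,0,0, 1,0,-6,0,0,0,0, 1,0,-8,0,0,0,0]'
python3 - <<'E'
from h import *
s=snap('scene','s1.png',(280,180,440,300),5)
E
```

```text
clock: 3.3
position: [0.6372, 0.1163, 0.1777]
tool_rot: [0.701, 0.713, 0.004, 0.004]
ft_force: [14.0, 0.1, -0.4]
gripper_width: 0.0003
```

View pics/s1.png

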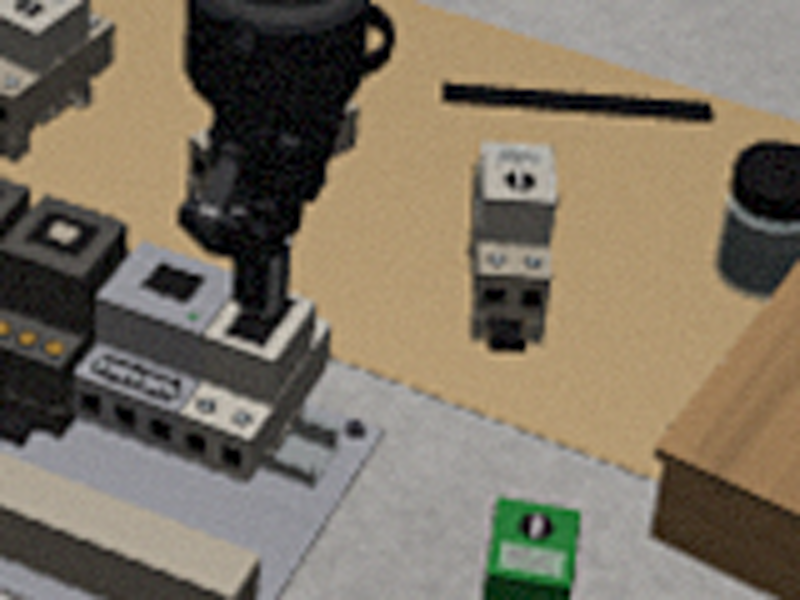

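```bash
python3 -m pendant '[1,0,10,0,0,0,0, 1,0,12,-40,0,0,0, 1,0,0,-70,0,0,0, 1,0,-10,-70,0,0,0, 1,0,-10,-70,0,0,0]'
python3 - <<'E'
from h import *
s=snap('wrist','w4.png'); im=s['frame']
for i,(a,b,c,d) in enumerate([(200,110,400,260),]):
    cv2.imwrite('pics/w4a.png',cv2.resize(im[b:d,a:c],None,fx=4,fy=4,interpolation=cv2.INTER_CUBIC))
E
```

```text
clock: 3.77
position: [0.6237, 0.1166, 0.2483]
tool_rot: [0.701, 0.713, 0.001, 0.001]
ft_force: [0.4, 0.5, -0.7]
gripper_width: -0.0004
```

View pics/w4.png

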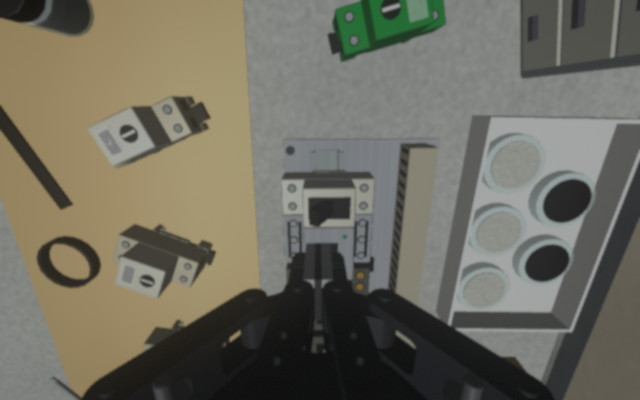

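View pics/w4a.png

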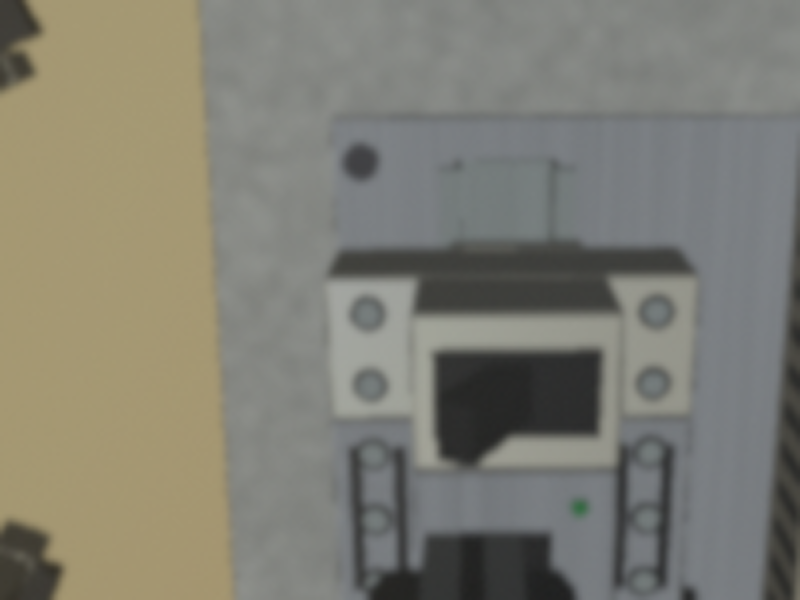

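```bash
python3 - <<'E'
from h import *
s=cam('wrist')
m=np.array([[-22.5,161,65],[22.5,161,65],[-22.5,125,65],[22.5,125,65],[-44,161,35],[44,161,35],[-44,125,35],[44,125,35]])/1000
p=np.array([[417,312],[620,312],[412,467],[620,467],[328,276],[696,275],[334,413],[692,415]])/4+[200,110]
x,r=fit(s,m,p,[.64,-.03,0],.028); print(x.round(4),r.round(1).tolist())
print(p2w(s,200+360/4,110+161/4,.003))
t=cam('top')
# shelf fit from top
m=np.array([[-62,-95,0],[-62,95,0],[68,-95,18],[68,95,18]])/1000
p=np.array([[360,90],[322,443],[105,68],[62,425]])/4.5+[100,150]
x,r=fit(t,m,p,[.5,.36,1.57],.06); print(x.round(4),r.round(1).tolist())
E
```

```text
[ 0.637  -0.0272  0.0166] [[-1.6, -0.3], [1.7, -0.4], [0.3, 0.4], [-0.1, 0.4], [-0.9, -0.6], [1.5, -0.4], [-0.9, 1.0], [0.0, 0.4]]
[0.59356213 0.14951117 0.003     ]
[0.5024 0.358  1.4617] [[0.4, -0.4], [0.4, 0.8], [-0.5, -1.1], [-0.3, 0.6]]
```

```bash
cat >> h.py <<'E'
RAIL=np.array([.637,-.0274,.028]); RYAW=.0175
SH=np.array([.5024,.358,.06]); SHYAW=1.4617
def r2w(x,y,z,o=None,yaw=None):
    o=RAIL if o is None else o; yaw=RYAW if yaw is None else yaw
    return o+R.from_euler('z',yaw).as_matrix()@np.array([x,y,z])
def w2r(P): return R.from_euler('z',RYAW).as_matrix().T@(np.array(P)-RAIL)
def s2w(x,y,z): return r2w(x,y,z,SH,SHYAW)
E
python3 - <<'E'
from h import *
go(r2w(0,-.066,.17),down(RYAW))
E
```

```text
shift mm [-210.1   11.3   48. ] turn deg [ 0.02 -0.01 -0.03] rows>=5.2
```

```bash
python3 -m pendant '[-1,-210,11,20,0,0,0, -1,-210,11,20,0,0,0, -1,-210,11,20,0,0,0, -1,-210,11,20,0,0,0, -1,-210,11,20,0,0,0, -1,-210,11,20,0,0,0, -1,-210,11,48,0,0,0, -1,-210,11,48,0,0,0]'
python3 - <<'E'
from h import *
s=snap('wrist','w5.png')
E
```

```text
clock: 4.48
position: [0.6352, -0.0937, 0.1906]
tool_rot: [0.702, 0.712, -0.003, -0.005]
ft_force: [-1.1, 1.1, -2.6]
gripper_width: 0.0855
```

View pics/w5.png

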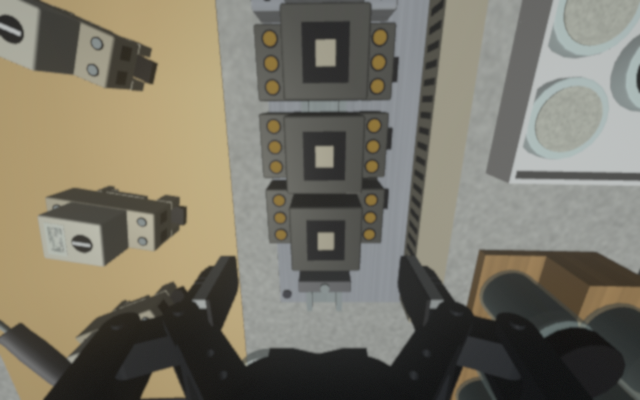

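```bash
python3 - <<'E'
from h import *
s=cam('wrist')
for u,v in [(325.5,53),(324,156),(326,241)]: print(w2r(p2w(s,u,v,.1025)).round(4))
print('clamp top',w2r(p2w(s,325,283,.08)).round(4), w2r(p2w(s,298,282,.08)).round(4),w2r(p2w(s,351,282,.08)).round(4))
print('screw',w2r(p2w(s,287,294,.003)).round(4))
print(cur()[:3,3])
go(r2w(0,-.064,.114),down(RYAW))
E
```

```text
[0.0009 0.0419 0.0745]
[ 0.0003 -0.0101  0.0745]
[ 0.0018 -0.0634  0.0745]
clamp top [ 0.0017 -0.1102  0.052 ] [-0.0186 -0.1094  0.052 ] [ 0.0212 -0.1092  0.052 ]
screw [-0.0383 -0.1793 -0.025 ]
[ 0.63560766 -0.09303593  0.19214012]
shift mm [ 1.5  3.  50.1] turn deg [-0.56 -0.17 -0.09] rows>=1.2
```

```bash
python3 -m pendant '[-1,1.5,3,30,-0.5,0,0, -1,1.5,3,50,-0.5,0,0, -1,1.5,3,50,-0.5,0,0, -1,1.5,3,50,-0.5,0,0, -1,1.5,3,50,-0.5,0,0]'
python3 - <<'E'
from h import *
print(w2r(cur()[:3,3]).round(4),robot.sense()['ft_force'].round(1))
go(r2w(0,-.064,.114),down(RYAW))
E
```

```text
clock: 4.95
position: [0.6418, -0.0915, 0.1489]
tool_rot: [0.701, 0.713, 0.003, 0.004]
ft_force: [-0.1, 0.3, 0.9]
gripper_width: 0.0854
[ 0.0037 -0.0642  0.1209] [-0.1  0.3  0.9]
shift mm [ 0.2 -3.7  6.8] turn deg [0.57 0.02 0.  ] rows>=0.2
```

```bash
python3 -m pendant '[-1,0,-3.5,7,0.5,0,0, -1,0,-3.5,7,0.5,0,0, -1,0,-3.5,7,0.5,0,0, -1,0,-3.5,7,0.5,0,0, -1,0,-3.5,7,0.5,0,0, -1,0,-3.5,7,0.5,0,0]'
python3 - <<'E'
from h import *
print(w2r(cur()[:3,3]).round(4),robot.sense()['ft_force'].round(1))
go(r2w(0,-.064,.114),down(RYAW))
E
```

```text
clock: 5.45
position: [0.6379, -0.0922, 0.1409]
tool_rot: [0.701, 0.713, 0.0, 0.0]
ft_force: [-0.4, 0.5, -0.3]
gripper_width: 0.0855
[-0.0002 -0.0648  0.1129] [-0.4  0.5 -0.3]
shift mm [ 0.8  0.2 -1.1] turn deg [ 0.04  0.01 -0.05] rows>=0.0
```

```bash
python3 -m pendant '[1,0,0,-1,0,0,0, 1,0,0,-1,0,0,0, 1,0,0,-1,0,0,0, 1,0,0,-1,0,0,0, 1,0,0,-1,0,0,0, 1,0,0,-1,0,0,0, 1,0,0,-1,0,0,0, 1,0,0,-1,0,0,0]' 50
python3 - <<'E'
from h import *
print(w2r(cur()[:3,3]).round(4),robot.sense()['ft_force'].round(1),robot.sense()['wrist_torque'].round(2))
s=snap('wrist','w6.png')
E
```

```text
clock: 6.12
position: [0.6381, -0.0921, 0.1418]
tool_rot: [0.701, 0.713, 0.0, 0.0]
ft_force: [1.1, -1.0, 2.1]
gripper_width: 0.0444
[-0.     -0.0647  0.1138] [ 1.1 -1.   2.1] [-0.07 -0.28  0.01]
```

View pics/w6.png

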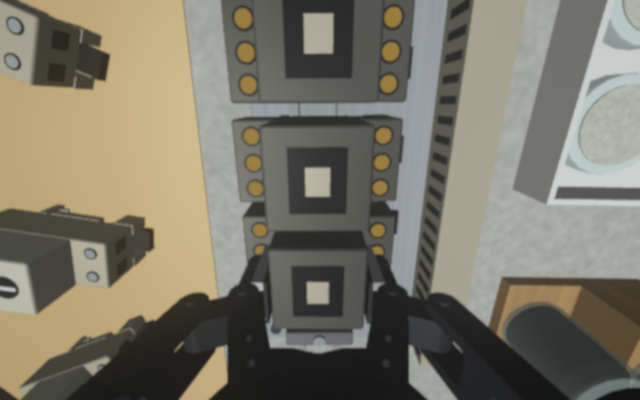

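```bash
cat >> h.py <<'E'
def arc(angs,piv=(-.0182,-.0017),then=None,T0=None):
    """rows: rotate about rail-y axis at rail (x,z)=piv by tilt (deg, foot up +) from current; then: extra rail-frame shifts (x,z mm) at end"""
    T0=cur() if T0 is None else T0
    Rz=R.from_euler('z',RYAW).as_matrix(); P=r2w(piv[0],w2r(T0[:3,3])[1],piv[1])
    ax=Rz[:,1]
    for a in angs:
        Q=R.from_rotvec(-np.radians(a)*ax).as_matrix()
        p=P+Q@(T0[:3,3]-P); d=T0[:3,:3].T@(p-T0[:3,3])*1000
        r=R.from_matrix(T0[:3,:3].T@Q@T0[:3,:3]).as_rotvec(degrees=True)
        print(a,np.round(d,1),np.round(r,1))
def sh(d,T0=None):
    """rail-frame shift (mm) to tool axes"""
    T0=cur() if T0 is None else T0
    print(np.round(T0[:3,:3].T@R.from_euler('z',RYAW).as_matrix()@np.array(d,float),1))
E
python3 - <<'E'
from h import *
arc([3,6,9,12,15,18,22])
E
```

```text
3 [-0.  -6.1 -0.8] [-3.  0.  0.]
6 [ -0.  -12.2  -1.3] [-6.  0.  0.]
9 [ -0.  -18.3  -1.4] [-9.  0.  0.]
12 [ -0.  -24.4  -1.3] [-12.   0.   0.]
15 [ -0.  -30.5  -0.8] [-15.   0.   0.]
18 [ -0.  -36.6   0. ] [-18.   0.   0.]
22 [ -0.  -44.6   1.6] [-22.   0.   0.]
```

```bash
python3 -m pendant '[1,0,-6.1,-0.8,-3,0,0, 1,0,-12.2,-1.3,-6,0,0, 1,0,-18.3,-1.4,-9,0,0, 1,0,-24.4,-1.3,-12,0,0, 1,0,-30.5,-0.8,-15,0,0, 1,0,-36.6,0,-18,0,0, 1,0,-44.6,1.6,-22,0,0, 1,0,-44.6,1.6,-22,0,0, 1,0,-44.6,1.6,-22,0,0]'
python3 - <<'E'
from h import *
T=cur();print(w2r(T[:3,3]).round(4),robot.sense()['ft_force'].round(1),robot.sense()['wrist_torque'].round(2))
sh([-25,0,0]); sh([-25,0,80])
s=snap('scene','s2.png',(180,140,420,320),3.3)
E
```

```text
clock: 6.92
position: [0.5912, -0.0924, 0.1385]
tool_rot: [0.689, 0.7, 0.135, 0.132]
ft_force: [-2.6, 0.8, -0.9]
gripper_width: 0.0442
[-0.0469 -0.0642  0.1105] [-2.6  0.8 -0.9] [0.01 0.72 0.04]
[ -0.  -23.2  -9.3]
[  0.1   6.4 -83.6]
```

View pics/s2.png

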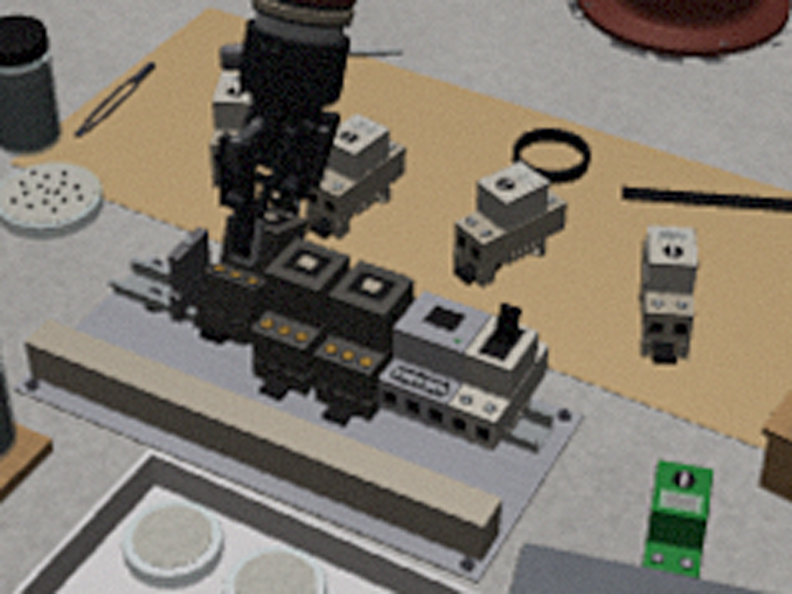

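```bash
python3 -m pendant '[1,0,-8,-3,0,0,0, 1,0,-16,-6,0,0,0, 1,0,-23,-9,0,0,0, 1,0,-23,-9,0,0,0, 1,0,-10,-40,0,0,0, 1,0,6,-83,0,0,0, 1,0,6,-83,0,0,0, 1,0,6,-83,0,0,0]'
python3 - <<'E'
from h import *
T=cur();print(w2r(T[:3,3]).round(4),robot.sense()['ft_force'].round(1),robot.sense()['gripper_width'])
s=snap('scene','s3.png',(180,140,420,320),3.3)
p=s2w(-.005,.047,.071); p[2]+=.03
print(p); go(p,down(SHYAW),gp=True)
E
```

```text
clock: 7.63
position: [0.5698, -0.094, 0.2244]
tool_rot: [0.688, 0.699, 0.138, 0.138]
ft_force: [-0.2, -1.1, -2.7]
gripper_width: 0.0442
[-0.0683 -0.0654  0.1964] [-0.2 -1.1 -2.7] 0.04415351080602487
[0.45513502 0.35814709 0.161     ]
shift mm [453.5 -99.7 -34.9] turn deg [ 18.1   16.06 -81.66] rows>=11.9
```

View pics/s3.png

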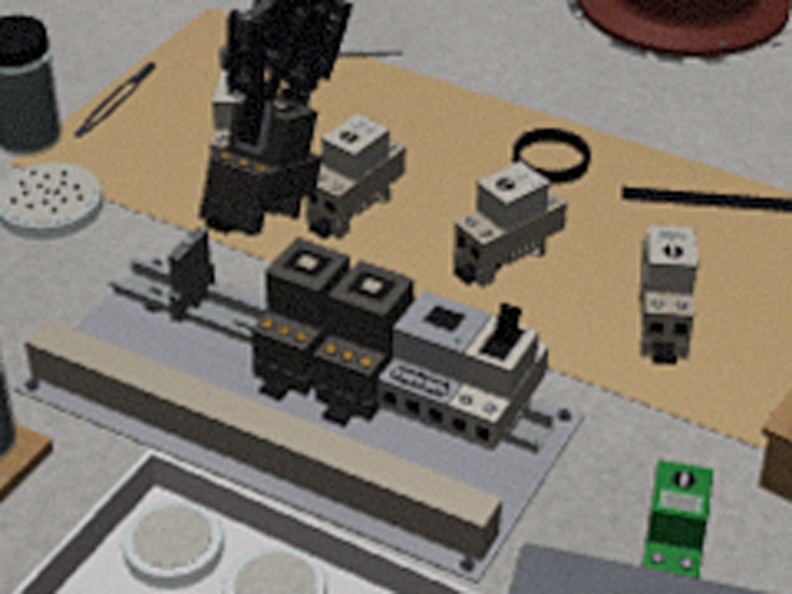

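```bash
python3 - <<'E'
from h import *
p=s2w(-.005,.047,.071); p[2]+=.10
go(p,down(SHYAW),gp=True)
E
```

```text
shift mm [453.4 -73.3 -99.7] turn deg [ 18.1   16.06 -81.66] rows>=11.9
```

```bash
python3 -m pendant '[1,10,-10,-70,0,0,0, 1,453,-73,-100,18.1,16,-81.7, 1,453,-73,-100,18.1,16,-81.7, 1,453,-73,-100,18.1,16,-81.7, 1,453,-73,-100,18.1,16,-81.7, 1,453,-73,-100,18.1,16,-81.7, 1,453,-73,-100,18.1,16,-81.7, 1,453,-73,-100,18.1,16,-81.7, 1,453,-73,-100,18.1,16,-81.7, 1,453,-73,-100,18.1,16,-81.7]'
python3 - <<'E'
from h import *
p=s2w(-.005,.047,.071); p[2]+=.05
go(p,down(SHYAW),gp=True)
E
```

```text
clock: 8.52
position: [0.4695, 0.2803, 0.2763]
tool_rot: [0.223, 0.974, 0.035, 0.032]
ft_force: [1.1, 1.0, -3.4]
gripper_width: 0.0442
shift mm [48.8 60.3 44.1] turn deg [  4.17   3.51 -19.53] rows>=2.8
```

```bash
python3 -m pendant '[1,49,60,44,4.2,3.5,-19.5, 1,49,60,44,4.2,3.5,-19.5, 1,49,60,44,4.2,3.5,-19.5, 1,49,60,44,4.2,3.5,-19.5, 1,49,60,44,4.2,3.5,-19.5, 1,49,60,44,4.2,3.5,-19.5, 1,49,60,44,4.2,3.5,-19.5, 1,49,60,44,4.2,3.5,-19.5]'
python3 - <<'E'
from h import *
T=cur();print(T[:3,3].round(4),robot.sense()['ft_force'].round(1),robot.sense()['gripper_width'])
snap('wrist','w7.png')
p=s2w(-.005,.047,.073); go(p,down(SHYAW),gp=True)
E
```

```text
clock: 9.18
position: [0.4578, 0.3556, 0.2388]
tool_rot: [0.059, 0.998, 0.002, 0.003]
ft_force: [0.1, 0.1, -2.5]
gripper_width: 0.0447
[0.4578 0.3556 0.2388] [ 0.1  0.1 -2.5] 0.044702188361199095
shift mm [ 3.3  1.9 51.9] turn deg [ 0.22  0.35 -0.51] rows>=1.2
```

View pics/w7.png

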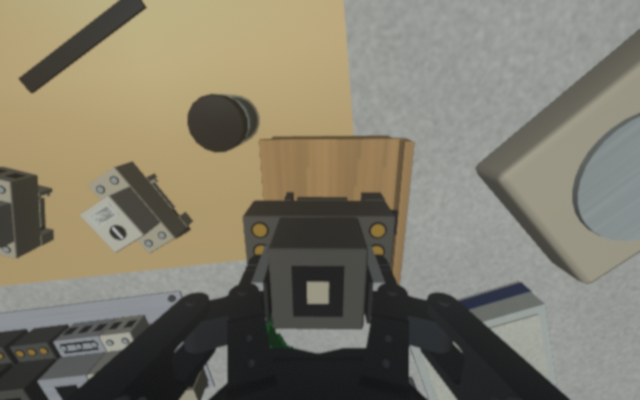

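```bash
python3 - <<'E'
from h import *
s=cam('wrist')
print(w2p(s,[s2w(-.062,.095,0),s2w(.068,.095,.018),s2w(.06,.095,.018),s2w(.068,-.02,.018)]).round(1))
cv2.imwrite('pics/w7a.png',cv2.resize(s['frame'][120:320,220:440],None,fx=3.6,fy=3))
E
```

```text
[[252.5 140.8]
 [408.8 142.2]
 [398.9 142.3]
 [396.9 265.4]]
```

View pics/w7a.png

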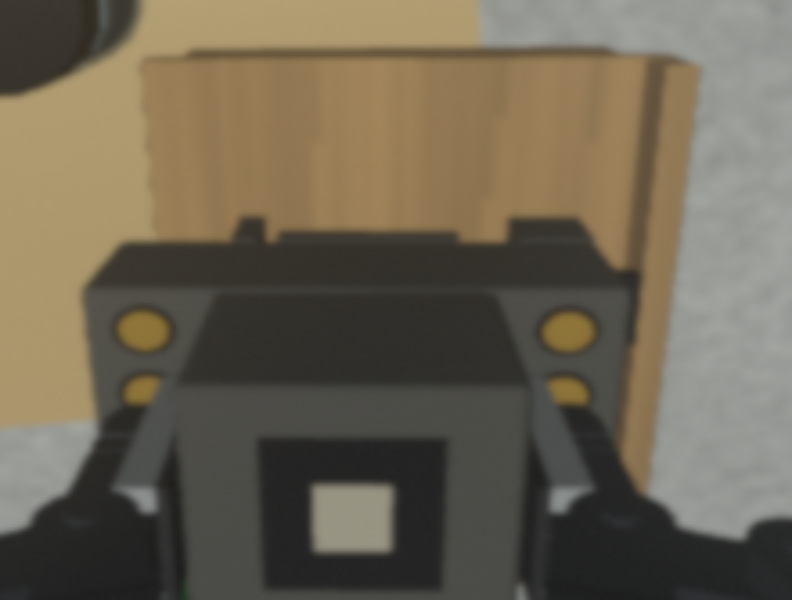

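```bash
python3 - <<'E'
from h import *
s=cam('wrist'); t=cam('top')
from scipy.optimize import least_squares
M=np.array([[-62,95,0],[68,95,18]])/1e3; P=np.array([[259.7,140],[413.9,142.3]])
Mt=np.array([[-62,-95,0],[-62,95,0],[68,-95,18],[68,95,18]])/1000
Pt=np.array([[360,90],[322,443],[105,68],[62,425]])/4.5+[100,150]
def W(p,M): return np.array([p[0],p[1],.06])+M@R.from_euler('z',p[2]).as_matrix().T
def f(p):
    a=(w2p(s,W(p,M))-P).ravel()*.9; b=(w2p(t,W(p,Mt))-Pt).ravel()*2.4*.5
    L=w2p(s,W(p,np.array([[68,-35,18],[68,-45,18]])/1e3)); u=np.interp(283,L[:,1],L[:,0]) if L[1,1]>283>L[0,1] else L[0,0]+(283-L[0,1])*(L[1,0]-L[0,0])/(L[1,1]-L[0,1])
    return np.r_[a,b,(u-399)*.9]
r=least_squares(f,[.5024,.358,1.46]); print(r.x.round(4),f(r.x).round(1))
E
```

```text
[0.5026 0.3611 1.4513] [-2.3 -0.1 -0.1  0.5 -0.7 -0.2 -1.6  1.2 -1.7 -1.7 -2.5  0.3 -0.9]
```

```bash
sed -i 's/^SH=.*/SH=np.array([.5026,.3615,.06]); SHYAW=1.453/' h.py; python3 - <<'E'
from h import *
p=s2w(-.005,.047,.073); go(p,down(SHYAW),gp=True)
E
```

```text
shift mm [ 3.5  5.9 51.9] turn deg [ 0.22  0.35 -0.01] rows>=1.3
```

```bash
python3 -m pendant '[1,3.5,6,25,0.2,0.3,0, 1,3.5,6,45,0.2,0.3,0, 1,3.5,6,52,0.2,0.3,0, 1,3.5,6,52,0.2,0.3,0, 1,3.5,6,52,0.2,0.3,0]'
python3 - <<'E'
from h import *
p=s2w(-.005,.047,.071); go(p,down(SHYAW),gp=True); print(robot.sense()['ft_force'].round(1))
E
```

```text
clock: 9.65
position: [0.4551, 0.3627, 0.1867]
tool_rot: [0.058, 0.998, -0.0, 0.0]
ft_force: [1.1, -0.3, -2.8]
gripper_width: 0.0445
shift mm [-0.3 -0.7  1.7] turn deg [-0.01  0.02  0.07] rows>=0.0
[ 1.1 -0.3 -2.8]
```

```bash
python3 -m pendant '[1,0,0,1.5,0,0,0, 1,0,0,2,0,0,0, 1,0,0,2,0,0,0]'
```

```text
clock: 9.9
position: [0.4551, 0.363, 0.1848]
tool_rot: [0.058, 0.998, -0.0, 0.0]
ft_force: [0.0, -0.6, -1.9]
gripper_width: 0.0443
```

```bash
python3 -m pendant '[1,0,0,0.8,0,0,0, 1,0,0,0.8,0,0,0, -1,0,0,0.8,0,0,0, -1,0,0,0.8,0,0,0, -1,0,0,0.8,0,0,0, -1,0,0,0.8,0,0,0, -1,0,0,-40,0,0,0, -1,0,0,-80,0,0,0, -1,0,0,-90,0,0,0, -1,0,0,-90,0,0,0]'
python3 - <<'E'
from h import *
snap('wrist','w8.png',(170,100,470,325),2.6)
go(r2w(0,-.0105,.165),down(RYAW))
E
```

```text
clock: 10.73
position: [0.4566, 0.3643, 0.2797]
tool_rot: [0.058, 0.998, 0.003, 0.004]
ft_force: [0.4, 0.1, 0.9]
gripper_width: 0.0856
shift mm [-226.4 -378.2   83.4] turn deg [2.600e-01 6.000e-02 8.237e+01] rows>=11.5
```

View pics/w8.png

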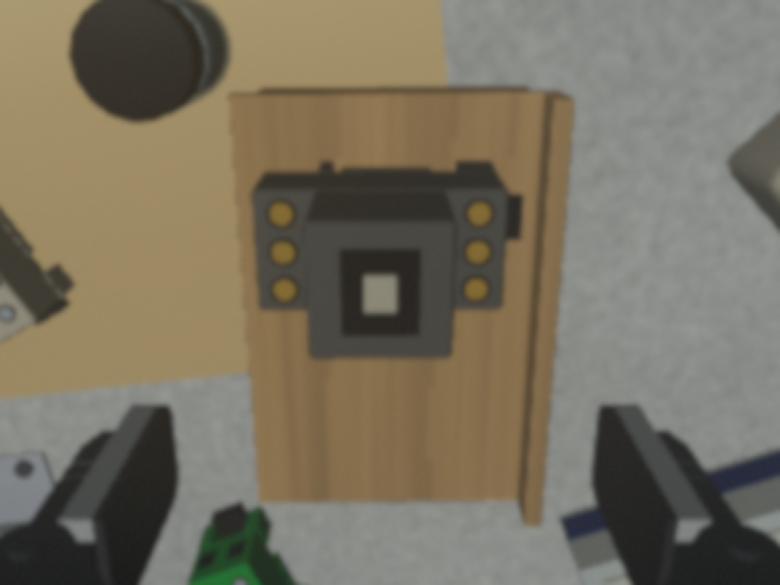

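```bash
python3 - <<'E'
from h import *
s=cam('wrist')
q=lambda a: np.array(a,float)/2.6+[170,100]
x,r=fit(s,np.array([[-62,95,0],[-62,-95,0],[68,95,18],[68,-95,18]])/1e3,q([[230,95],[262,500],[573,98],[540,525]]),[.5,.36,1.45],.06); print('shelf',x.round(4),r.round(1).tolist())
y,r=fit(s,np.array([[-22.5,22.5,84],[22.5,22.5,84],[-22.5,-22.5,84],[22.5,-22.5,84]])/1e3,q([[309,221],[450,220],[310,355],[452,355]]),[.45,.36,1.45],.06); print('worn',y.round(4),r.round(1).tolist())
print('rel',R.from_euler('z',x[2]).as_matrix()[:2,:2].T@(y[:2]-x[:2]))
E
```

```text
shelf [0.5021 0.3632 1.4624] [[-0.9, -0.4], [-1.0, 1.1], [1.0, -0.3], [0.8, 0.3]]
worn [0.4553 0.3647 1.4602] [[-2.6, -0.7], [2.7, -0.7], [-0.6, 1.2], [0.4, 0.8]]
rel [-0.00354704  0.04669825]
```

```bash
python3 -m pendant '[-1,-226,-378,10,0,0,82, -1,-226,-378,10,0,0,82, -1,-226,-378,10,0,0,82, -1,-226,-378,10,0,0,82, -1,-226,-378,10,0,0,82, -1,-226,-378,10,0,0,82, -1,-226,-378,10,0,0,82, -1,-226,-378,10,0,0,82, -1,-226,-378,10,0,0,82, -1,-226,-378,10,0,0,82]'
python3 - <<'E'
from h import *
go(r2w(0,-.0105,.165),down(RYAW))
E
```

```text
clock: 11.62
position: [0.6254, -0.0186, 0.2619]
tool_rot: [0.633, 0.774, -0.001, -0.002]
ft_force: [1.3, 0.2, -0.3]
gripper_width: 0.0855
shift mm [-21.3   8.1  68.9] turn deg [-0.24 -0.03 10.39] rows>=1.7
```

```bash
python3 -m pendant '[-1,-21,8,30,0,0,7, -1,-21,8,50,0,0,10.4, -1,-21,8,69,0,0,10.4, -1,-21,8,69,0,0,10.4, -1,-21,8,69,0,0,10.4, -1,-21,8,69,0,0,10.4]'
python3 - <<'E'
from h import *
go(r2w(0,-.0105,.114),down(RYAW))
s=snap('wrist','w9.png')
E
```

```text
clock: 12.12
position: [0.6378, -0.0354, 0.1957]
tool_rot: [0.698, 0.716, -0.001, -0.0]
ft_force: [-0.6, -0.2, -0.3]
gripper_width: 0.0853
shift mm [-2.5 -0.7 53.7] turn deg [-0.05  0.03  0.39] rows>=1.3
```

View pics/w9.png

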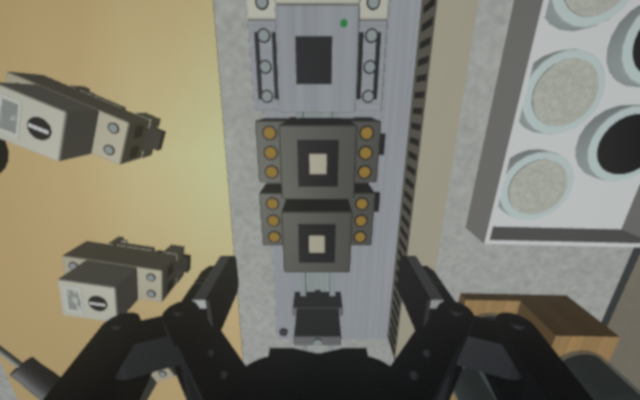

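```bash
python3 -m pendant '[-1,-2.5,-0.5,30,0,0,0.4, -1,-2.5,-0.5,54,0,0,0.4, -1,-2.5,-0.5,54,0,0,0.4, -1,-2.5,-0.5,54,0,0,0.4, -1,-2.5,-0.5,54,0,0,0.4, -1,-2.5,-0.5,54,0,0,0.4]'
python3 - <<'E'
from h import *
go(r2w(0,-.0105,.114),down(RYAW))
E
```

```text
clock: 12.67
position: [0.639, -0.0383, 0.1447]
tool_rot: [0.701, 0.713, 0.001, 0.002]
ft_force: [0.7, -0.3, -0.1]
gripper_width: 0.0851
shift mm [ 0.4 -1.8  2.7] turn deg [ 0.23  0.09 -0.03] rows>=0.1
```

```bash
python3 -m pendant '[-1,0.4,-1.8,2.5,0.2,0,0, -1,0.4,-1.8,2.5,0.2,0,0, 1,0.4,-1.8,2.5,0.2,0,0, 1,0.4,-1.8,2.5,0.2,0,0, 1,0.4,-1.8,2.5,0.2,0,0, 1,0.4,-1.8,2.5,0.2,0,0, 1,0.4,-1.8,2.5,0.2,0,0, 1,0.4,-1.8,2.5,0.2,0,0, 1,0.4,-1.8,2.5,0.2,0,0]' 50
python3 - <<'E'
from h import *
print(w2r(cur()[:3,3]).round(4),robot.sense()['ft_force'].round(1))
arc([3,6,9,12,15,18,22])
E
```

```text
clock: 13.42
position: [0.636, -0.0379, 0.1397]
tool_rot: [0.701, 0.713, -0.001, -0.001]
ft_force: [0.5, -0.6, 0.9]
gripper_width: 0.0446
[-0.0012 -0.0105  0.1117] [ 0.5 -0.6  0.9]
3 [-0.  -6.  -0.7] [-3.  0.  0.]
6 [ -0.  -11.9  -1.1] [-6.  0.  0.]
9 [ -0.  -18.   -1.2] [-9.  0.  0.]
12 [ -0.  -23.9  -1. ] [-12.   0.   0.]
15 [ -0.  -29.9  -0.5] [-15.   0.   0.]
18 [ -0.  -35.9   0.4] [-18.   0.   0.]
22 [ -0.  -43.7   2. ] [-22.   0.   0.]
```

```bash
python3 -m pendant '[1,0,-6,-0.7,-3,0,0, 1,0,-11.9,-1.1,-6,0,0, 1,0,-18,-1.2,-9,0,0, 1,0,-23.9,-1,-12,0,0, 1,0,-29.9,-0.5,-15,0,0, 1,0,-35.9,0.4,-18,0,0, 1,0,-43.7,2,-22,0,0, 1,0,-43.7,2,-22,0,0, 1,0,-53,2,-22,0,0, 1,0,-60,2,-22,0,0]'
python3 -m pendant '[1,0,-8,-3,0,0,0, 1,0,-8,-3,0,0,0, 1,0,5,-40,0,0,0, 1,0,20,-83,0,0,0, 1,0,25,-120,0,0,0, 1,0,25,-120,0,0,0]'
python3 - <<'E'
from h import *
T=cur();print(w2r(T[:3,3]).round(4),robot.sense()['ft_force'].round(1),robot.sense()['gripper_width'])
snap('scene','s4.png',(180,100,420,280),3.3)
p=s2w(-.005,-.002,.071); p[2]+=.07
go(p,down(SHYAW),gp=True)
E
```

```text
clock: 14.25
position: [0.5744, -0.0387, 0.1367]
tool_rot: [0.689, 0.7, 0.133, 0.131]
ft_force: [-0.7, -0.2, -3.2]
gripper_width: 0.0442
clock: 14.75
position: [0.5579, -0.04, 0.2699]
tool_rot: [0.687, 0.699, 0.139, 0.14]
ft_force: [1.4, 0.0, -0.1]
gripper_width: 0.0445
[-0.0793 -0.0112  0.2419] [ 1.4  0.  -0.1] 0.044467122549741826
shift mm [396.9 -46.4  -9.1] turn deg [ 18.29  16.29 -81.13] rows>=11.8
```

View pics/s4.png

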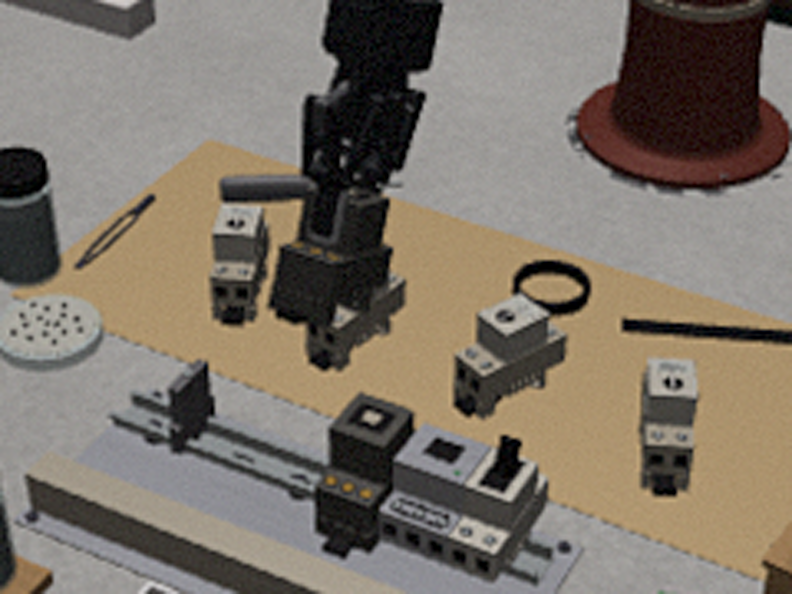

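```bash
python3 -m pendant '[1,397,-46,-15,18.3,16.3,-81, 1,397,-46,-15,18.3,16.3,-81, 1,397,-46,-15,18.3,16.3,-81, 1,397,-46,-15,18.3,16.3,-81, 1,397,-46,-15,18.3,16.3,-81, 1,397,-46,-15,18.3,16.3,-81, 1,397,-46,-15,18.3,16.3,-81, 1,397,-46,-15,18.3,16.3,-81, 1,397,-46,-15,18.3,16.3,-81, 1,397,-46,-15,18.3,16.3,-81]'
python3 - <<'E'
from h import *
p=s2w(-.005,-.002,.070); p[2]+=.05
go(p,down(SHYAW),gp=True)
E
```

```text
clock: 15.63
position: [0.4978, 0.3603, 0.2528]
tool_rot: [0.164, 0.986, 0.023, 0.015]
ft_force: [1.9, -1.2, -0.3]
gripper_width: 0.0443
shift mm [-6.7 -2.8 18.8] turn deg [  2.72   1.56 -12.1 ] rows>=1.7
```

```bash
python3 -m pendant '[1,-6.7,-2.8,19,2.7,1.6,-12, 1,-6.7,-2.8,19,2.7,1.6,-12, 1,-6.7,-2.8,19,2.7,1.6,-12, 1,-6.7,-2.8,19,2.7,1.6,-12, 1,-6.7,-2.8,19,2.7,1.6,-12, 1,-6.7,-2.8,19,2.7,1.6,-12, 1,-6.7,-2.8,19,2.7,1.6,-12]'
python3 - <<'E'
from h import *
snap('wrist','w10.png')
p=s2w(-.005,-.002,.0705); go(p,down(SHYAW),gp=True)
E
```

```text
clock: 16.22
position: [0.5054, 0.3525, 0.2356]
tool_rot: [0.065, 0.998, 0.001, 0.001]
ft_force: [0.8, 0.6, -2.3]
gripper_width: 0.0447
shift mm [ 2.1  3.5 51.3] turn deg [ 0.13  0.16 -0.65] rows>=1.2
```

View pics/w10.png

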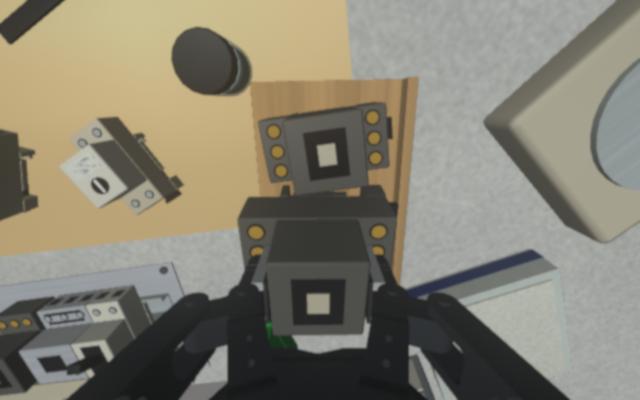

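```bash
python3 - <<'E'
from h import *
s=cam('wrist')
cv2.imwrite('pics/w10a.png',cv2.resize(s['frame'][60:260,230:430],None,fx=4,fy=3,interpolation=cv2.INTER_CUBIC))
E
```

```text
(no output)
```

View pics/w10a.png

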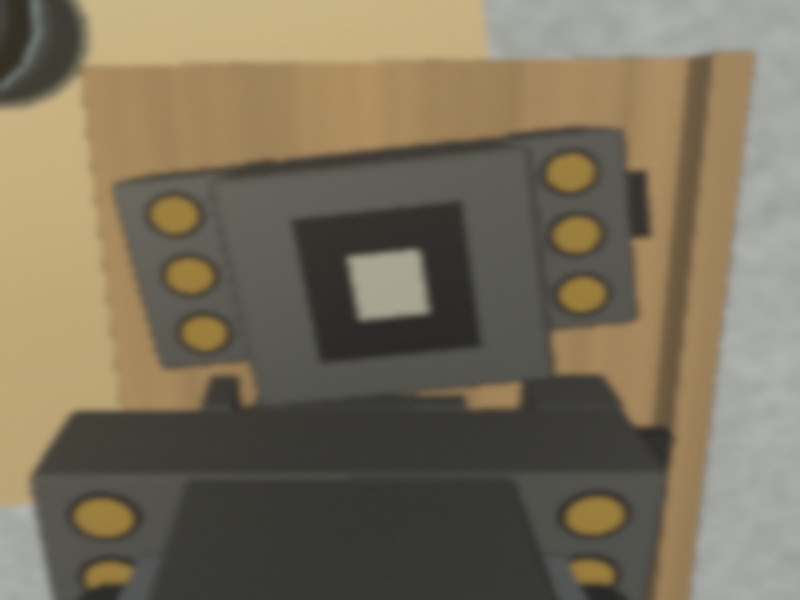

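```bash
python3 - <<'E'
from h import *
s=cam('wrist')
q=lambda a: np.array(a,float)/[4,3]+[230,60]
y,r=fit(s,np.array([[-22.5,22.5,84],[22.5,22.5,84],[-22.5,-22.5,84],[22.5,-22.5,84]])/1e3,q([[215,185],[527,147],[262,405],[553,375]]),[.45,.36,1.45],.06); print('worn',y.round(4),r.round(1).tolist())
d=R.from_euler('z',SHYAW).as_matrix()[:2,:2].T@(y[:2]-SH[:2]); print('rel',d,y[2]-SHYAW)
E
```

```text
worn [0.4519 0.3658 1.5821] [[-2.2, -1.6], [1.2, -1.0], [-0.4, 1.7], [1.4, 1.6]]
rel [-0.00167021  0.05087423] 0.1290651809136245
```

```bash
python3 - <<'E'
from h import *
p=s2w(-.005,-.004,.0705); go(p,down(SHYAW),gp=True)
E
python3 -m pendant '[1,4,3.5,20,0,0,-0.6, 1,4,3.5,40,0,0,-0.6, 1,4,3.5,49,0,0,-0.6, 1,4,3.5,49,0,0,-0.6, 1,4,3.5,49,0,0,-0.6, 1,4,3.5,49,0,0,-0.6]'
python3 - <<'E'
from h import *
p=s2w(-.005,-.004,.0687); go(p,down(SHYAW),gp=True);print(robot.sense()['ft_force'].round(1))
E
```

```text
shift mm [ 0.1  3.5 51.3] turn deg [ 0.13  0.16 -0.65] rows>=1.2
clock: 16.77
position: [0.5026, 0.3571, 0.1878]
tool_rot: [0.059, 0.998, 0.001, 0.002]
ft_force: [-0.6, 1.2, -1.4]
gripper_width: 0.0441
shift mm [-3.5 -0.6  5.1] turn deg [ 0.17  0.19 -0.01] rows>=0.1
[-0.6  1.2 -1.4]
```

```bash
python3 -m pendant '[1,-3.5,-0.6,0,0,0,0, 1,-3.5,-0.6,3,0,0,0, 1,-3.5,-0.6,5,0,0,0, 1,-3.5,-0.6,5,0,0,0, 1,-3.5,-0.6,5,0,0,0]'
python3 - <<'E'
from h import *
p=s2w(-.005,-.004,.0687); go(p,down(SHYAW),gp=True);print(robot.sense()['ft_force'].round(1))
E
```

```text
clock: 17.18
position: [0.5063, 0.3562, 0.1829]
tool_rot: [0.059, 0.998, 0.002, 0.002]
ft_force: [-0.4, -0.8, 0.9]
gripper_width: 0.0444
shift mm [ 0.3 -0.2  0.2] turn deg [0.19 0.26 0.01] rows>=0.0
[-0.4 -0.8  0.9]
```

```bash
python3 -m pendant '[1,0,0,0.5,0,0,0, -1,0,0,0.5,0,0,0, -1,0,0,0.5,0,0,0, -1,0,0,0.5,0,0,0, -1,0,0,0.5,0,0,0, -1,0,0,-30,0,0,0, -1,0,0,-50,0,0,0, -1,50,0,-50,0,0,0, -1,53,2,-50,0,0,0, -1,53,2,-50,0,0,0]'
python3 - <<'E'
from h import *
p=s2w(-.004,.051,.0715); go(p,down(SHYAW),gp=True)
snap('wrist','w11.png')
E
```

```text
clock: 18.02
position: [0.4508, 0.3646, 0.2314]
tool_rot: [0.058, 0.998, 0.001, 0.001]
ft_force: [-0.2, -0.5, -0.2]
gripper_width: 0.085
shift mm [-0.7 -1.1 45.9] turn deg [0.11 0.1  0.15] rows>=1.1
```

View pics/w11.png

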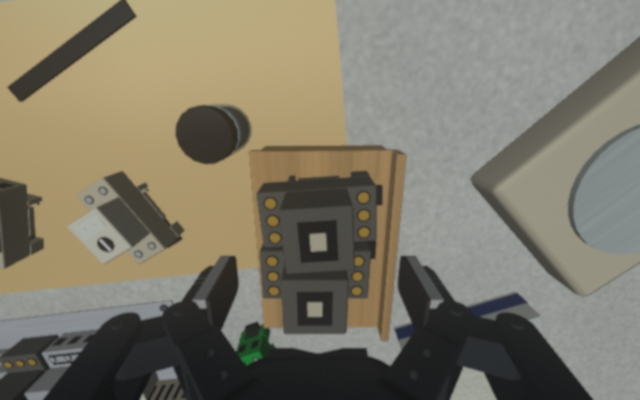

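```bash
python3 - <<'E'
from h import *
s=cam('wrist')
cv2.imwrite('pics/w11a.png',cv2.resize(s['frame'][140:345,240:420],None,fx=4,fy=2.9,interpolation=cv2.INTER_CUBIC))
for u,v in [(318,242),(315,310)]:
    P=p2w(s,u,v,.1455); print(R.from_euler('z',SHYAW).as_matrix().T@(P-SH))
E
```

```text
[-0.00207809  0.05377551  0.0855    ]
[-0.00398548  0.00243543  0.0855    ]
```

View pics/w11a.png

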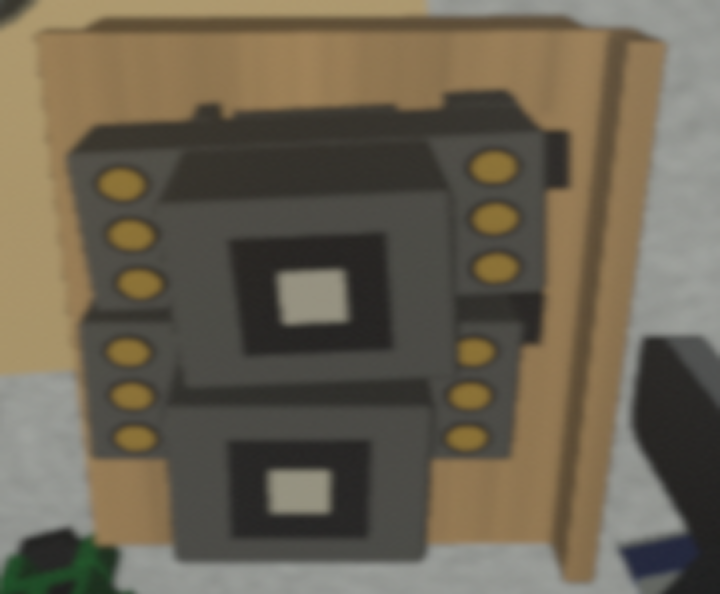

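```bash
python3 -m pendant '[-1,1,-1,25,0,0,0, -1,1,-1,44,0,0,0, -1,1,-1,44,0,0,0, -1,1,-1,44,0,0,0, 1,1,-1,44,0,0,0, 1,1,-1,44,0,0,0, 1,1,-1,44,0,0,0, 1,1,-1,44,0,0,0, 1,1,-1,44,0,0,0, 1,1,-1,44,0,0,0]' 30
python3 -m pendant '[1,-2,0,0,0,0,0, 1,-3,0,0,0,0,0, 1,-3,0,0,0,0,0, -1,-3,0,0,0,0,0, -1,-3,0,0,0,0,0, -1,-3,0,0,0,0,0, -1,-3,0,-40,0,0,0, -1,-3,0,-80,0,0,0, -1,-3,0,-90,0,0,0, -1,-3,0,-90,0,0,0]'
python3 - <<'E'
from h import *
s=snap('wrist','w12.png',(200,100,440,320),2.7)
go(r2w(0,.042,.165),down(RYAW))
E
```

```text
clock: 18.9
position: [0.453, 0.3638, 0.1895]
tool_rot: [0.059, 0.998, 0.002, 0.003]
ft_force: [1.0, 1.2, 5.5]
gripper_width: 0.0453
clock: 19.73
position: [0.4566, 0.3637, 0.283]
tool_rot: [0.059, 0.998, 0.003, 0.005]
ft_force: [-0.1, 0.6, 0.7]
gripper_width: 0.0854
shift mm [-219.8 -325.4   86.7] turn deg [ 0.48  0.1  82.25] rows>=11.5
```

View pics/w12.png

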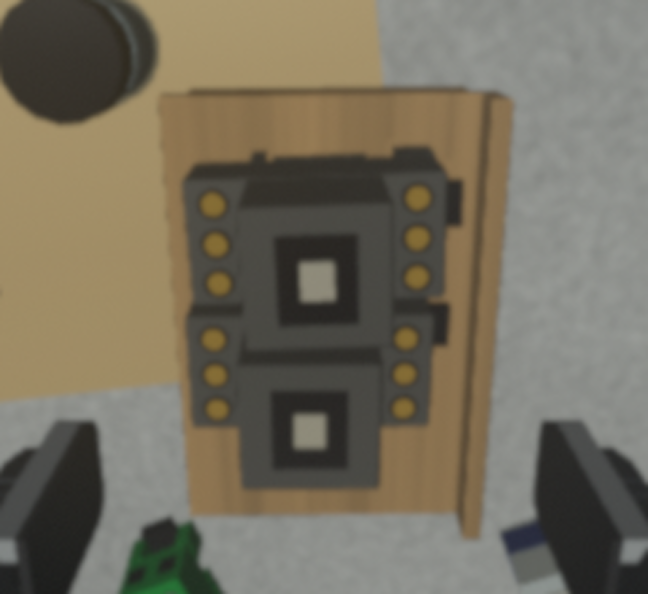

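```bash
python3 -m pendant '[-1,-220,-325,10,0,0,82, -1,-220,-325,10,0,0,82, -1,-220,-325,10,0,0,82, -1,-220,-325,10,0,0,82, -1,-220,-325,10,0,0,82, -1,-220,-325,10,0,0,82, -1,-220,-325,10,0,0,82, -1,-220,-325,10,0,0,82, -1,-220,-325,10,0,0,82, -1,-220,-325,10,0,0,82]'
python3 - <<'E'
from h import *
go(r2w(0,.042,.165),down(RYAW))
E
```

```text
clock: 20.62
position: [0.6356, 0.0098, 0.2643]
tool_rot: [0.636, 0.772, -0.0, -0.0]
ft_force: [-0.2, 0.1, -0.2]
gripper_width: 0.0857
shift mm [ 4.6  1.6 71.3] turn deg [-0.04 -0.04 10.06] rows>=1.7
```

```bash
python3 -m pendant '[-1,4.6,1.6,30,0,0,7, -1,4.6,1.6,50,0,0,10, -1,4.6,1.6,71,0,0,10, -1,4.6,1.6,71,0,0,10, -1,4.6,1.6,71,0,0,10, -1,4.6,1.6,71,0,0,10]'
python3 - <<'E'
from h import *
go(r2w(0,.042,.114),down(RYAW))
s=snap('wrist','w13.png')
E
```

```text
clock: 21.12
position: [0.636, 0.0193, 0.1966]
tool_rot: [0.697, 0.717, 0.002, 0.0]
ft_force: [0.4, -0.3, 0.8]
gripper_width: 0.0859
shift mm [-4.8 -0.  54.5] turn deg [ 0.15 -0.1   0.66] rows>=1.3
```

View pics/w13.png

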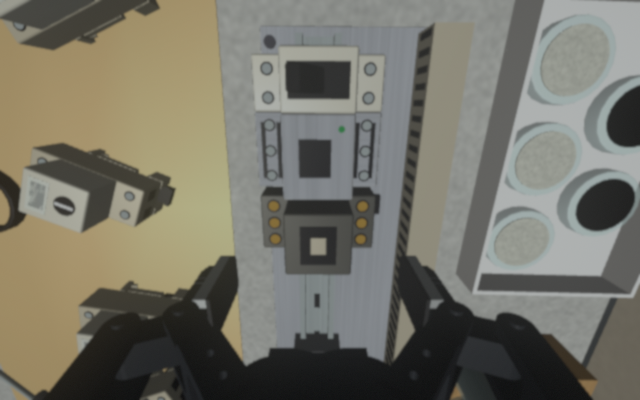

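```bash
python3 -m pendant '[-1,-4.5,-0.5,30,0,0,0.6, -1,-4.5,-0.5,54,0,0,0.6, -1,-4.5,-0.5,54,0,0,0.6, -1,-4.5,-0.5,54,0,0,0.6, -1,-4.5,-0.5,54,0,0,0.6, -1,-4.5,-0.5,54,0,0,0.6]'
python3 - <<'E'
from h import *
go(r2w(0,.042,.114),down(RYAW))
E
```

```text
clock: 21.67
position: [0.6374, 0.0148, 0.1457]
tool_rot: [0.701, 0.714, 0.003, 0.002]
ft_force: [0.7, -0.5, 1.3]
gripper_width: 0.0854
shift mm [-0.2 -1.2  3.6] turn deg [ 0.44 -0.07  0.05] rows>=0.1
```

```bash
python3 -m pendant '[-1,0,-1.2,3,0.3,0,0, -1,0,-1.2,3,0.3,0,0, 1,0,-1.2,3,0.3,0,0, 1,0,-1.2,3,0.3,0,0, 1,0,-1.2,3,0.3,0,0, 1,0,-1.2,3,0.3,0,0, 1,0,-1.2,3,0.3,0,0, 1,0,-1.2,3,0.3,0,0, 1,0,-1.2,3,0.3,0,0]' 50
python3 - <<'E'
from h import *
print(w2r(cur()[:3,3]).round(4),robot.sense()['ft_force'].round(1))
arc([3,6,9,12,15,18,22])
E
```

```text
clock: 22.42
position: [0.6351, 0.0148, 0.14]
tool_rot: [0.701, 0.714, 0.0, -0.001]
ft_force: [1.3, -0.6, 0.8]
gripper_width: 0.0447
[-0.0012  0.0422  0.112 ] [ 1.3 -0.6  0.8]
3 [ 0.  -6.  -0.7] [-3. -0. -0.]
6 [  0.  -12.   -1.1] [-6. -0. -0.]
9 [  0.  -18.   -1.2] [-9. -0. -0.]
12 [  0. -24.  -1.] [-12.  -0.  -0.]
15 [  0.  -30.   -0.5] [-15.  -0.  -0.]
18 [  0.  -36.    0.4] [-18.  -0.  -0.]
22 [  0.  -43.8   2. ] [-22.  -0.  -0.]
```

```bash
python3 -m pendant '[1,0,-6,-0.7,-3,0,0, 1,0,-11.9,-1.1,-6,0,0, 1,0,-18,-1.2,-9,0,0, 1,0,-23.9,-1,-12,0,0, 1,0,-29.9,-0.5,-15,0,0, 1,0,-35.9,0.4,-18,0,0, 1,0,-43.7,2,-22,0,0, 1,0,-43.7,2,-22,0,0, 1,0,-53,2,-22,0,0, 1,0,-60,2,-22,0,0]'
python3 -m pendant '[1,0,-8,-3,0,0,0, 1,0,-8,-3,0,0,0, 1,0,5,-40,0,0,0, 1,0,20,-83,0,0,0, 1,0,35,-125,0,0,0, 1,0,50,-160,0,0,0, 1,0,50,-160,0,0,0]'
python3 - <<'E'
from h import *
T=cur();print(w2r(T[:3,3]).round(4),robot.sense()['ft_force'].round(1),robot.sense()['gripper_width'])
p=s2w(-.005,-.052,.071); p[2]+=.12
go(p,down(SHYAW),gp=True)
snap('scene','s5.png',(180,60,500,300),2.4)
E
```

```text
clock: 23.25
position: [0.5734, 0.0138, 0.137]
tool_rot: [0.688, 0.701, 0.135, 0.131]
ft_force: [-1.2, 0.2, -2.0]
gripper_width: 0.0445
clock: 23.83
position: [0.565, 0.0127, 0.3168]
tool_rot: [0.687, 0.699, 0.141, 0.139]
ft_force: [1.9, 0.9, 0.3]
gripper_width: 0.0444
[-0.0713  0.0414  0.2888] [1.9 0.9 0.3] 0.04436221689815656
shift mm [337.8  -9.3   8.6] turn deg [ 18.79  16.45 -81.02] rows>=11.8
```

View pics/s5.png

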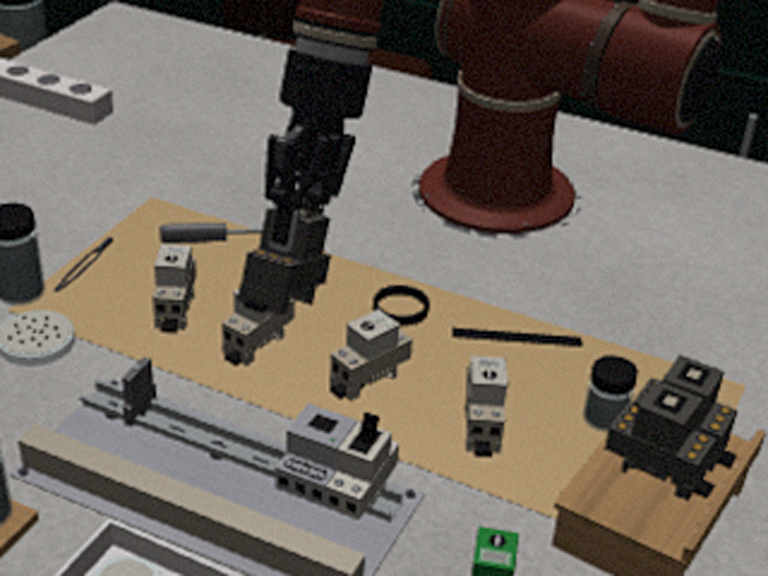

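```bash
python3 -m pendant '[1,338,-9,5,18.8,16.4,-81, 1,338,-9,5,18.8,16.4,-81, 1,338,-9,5,18.8,16.4,-81, 1,338,-9,5,18.8,16.4,-81, 1,338,-9,5,18.8,16.4,-81, 1,338,-9,5,18.8,16.4,-81, 1,338,-9,5,18.8,16.4,-81, 1,338,-9,5,18.8,16.4,-81, 1,338,-9,5,18.8,16.4,-81, 1,338,-9,5,18.8,16.4,-81]'
python3 - <<'E'
from h import *
p=s2w(-.005,-.052,.070); p[2]+=.1
go(p,down(SHYAW),gp=True)
E
```

```text
clock: 24.72
position: [0.5475, 0.3536, 0.2944]
tool_rot: [0.163, 0.986, 0.022, 0.012]
ft_force: [0.5, -0.1, -2.4]
gripper_width: 0.0444
shift mm [-6.7 -1.5 10.5] turn deg [  2.58   1.26 -12.04] rows>=1.7
```

```bash
python3 -m pendant '[1,-7,-1.5,10,2.6,1.3,-12, 1,-7,-1.5,10,2.6,1.3,-12, 1,-7,-1.5,10,2.6,1.3,-12, 1,-7,-1.5,10,2.6,1.3,-12, 1,-7,-1.5,10,2.6,1.3,-12, 1,-7,-1.5,10,2.6,1.3,-12, 1,-7,-1.5,10,2.6,1.3,-12]'
python3 - <<'E'
from h import *
snap('wrist','w14.png')
p=s2w(-.005,-.052,.0715); go(p,down(SHYAW),gp=True)
E
```

```text
clock: 25.3
position: [0.5552, 0.3475, 0.2878]
tool_rot: [0.065, 0.998, 0.001, 0.002]
ft_force: [0.0, 0.6, -2.3]
gripper_width: 0.0446
shift mm [  2.5   2.3 102.4] turn deg [ 0.18  0.27 -0.65] rows>=2.5
```

View pics/w14.png

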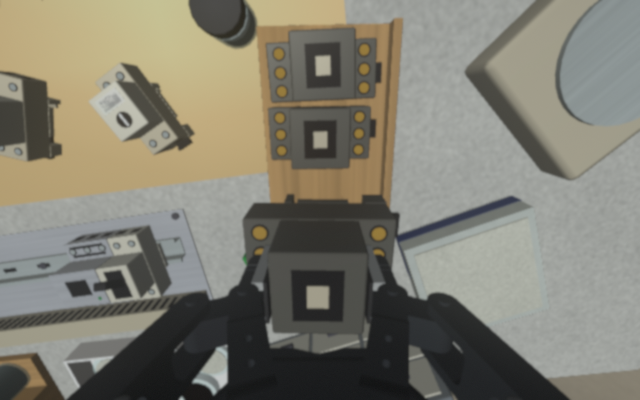

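```bash
python3 - <<'E'
from h import *
s=cam('wrist')
for u,v in [(322.5,65),(320,139.5)]:
    P=p2w(s,u,v,.1455); print(R.from_euler('z',SHYAW).as_matrix().T@(P-SH))
P=p2w(s,317.5,297,.2878-.054+.015); print(R.from_euler('z',SHYAW).as_matrix().T@(P-SH), R.from_euler('z',SHYAW).as_matrix().T@(cur()[:3,3]-SH))
E
```

```text
[-0.00205852  0.05265789  0.0855    ]
[-0.00423527  0.00261116  0.0855    ]
[-0.00706941 -0.05589104  0.1888    ] [-0.00765473 -0.05393853  0.22792597]
```

```bash
python3 - <<'E'
from h import *
s=cam('wrist'); X=np.linalg.inv(cur())@s['cam_to_world']; print(X.round(4).tolist())
T=np.eye(4); T[:3,:3]=R.from_quat([.059,.998,.003,.005]).as_matrix(); T[:3,3]=[.4566,.3637,.283]
s2=dict(s); s2['cam_to_world']=T@X
for u,v in [(317.8,204),(314.8,259.6)]:
    P=p2w(s2,u,v,.1445); print(R.from_euler('z',SHYAW).as_matrix().T@(P-SH))
# board corners in w14
for u,v,z in [(258,26,.06),(403,18,.078)]:
    P=p2w(s,u,v,z); print('corner',R.from_euler('z',SHYAW).as_matrix().T@(P-SH))
E
```

```text
[[-0.0008, 0.945, 0.3271, 0.0841], [1.0, 0.0008, 0.0003, 0.0006], [0.0001, 0.3271, -0.945, -0.07], [0.0, 0.0, 0.0, 1.0]]
[-0.00163942  0.0524392   0.0845    ]
[-0.00421801  0.00231968  0.0845    ]
corner [-0.05928886  0.09481087  0.        ]
corner [0.06839963 0.09545001 0.018     ]
```

```bash
python3 - <<'E'
from h import *
p=s2w(-.005,-.0465,.0715); go(p,down(SHYAW),gp=True)
E
```

```text
shift mm [  8.    2.2 102.4] turn deg [ 0.18  0.27 -0.65] rows>=2.5
```

```bash
python3 -m pendant '[1,8,2.2,0,0.2,0.3,-0.6, 1,8,2.2,35,0.2,0.3,-0.6, 1,8,2.2,70,0.2,0.3,-0.6, 1,8,2.2,90,0.2,0.3,-0.6, 1,8,2.2,99,0.2,0.3,-0.6, 1,8,2.2,99,0.2,0.3,-0.6, 1,8,2.2,99,0.2,0.3,-0.6, 1,8,2.2,99,0.2,0.3,-0.6]'
python3 - <<'E'
from h import *
p=s2w(-.005,-.0465,.069); go(p,down(SHYAW),gp=True);print(robot.sense()['ft_force'].round(1))
E
```

```text
clock: 26.02
position: [0.5492, 0.3517, 0.1913]
tool_rot: [0.059, 0.998, 0.001, 0.001]
ft_force: [0.3, -0.3, -1.1]
gripper_width: 0.0447
shift mm [ 0.9 -0.8  8.3] turn deg [ 0.08  0.14 -0.01] rows>=0.2
[ 0.3 -0.3 -1.1]
```

```bash
python3 -m pendant '[1,0,0,4,0,0,0, 1,0,0,7,0,0,0, 1,0,0,8,0,0,0, 1,0,0,8,0,0,0]'
```

```text
clock: 26.35
position: [0.5492, 0.3518, 0.1831]
tool_rot: [0.059, 0.998, 0.001, 0.001]
ft_force: [-0.2, 1.0, 5.3]
gripper_width: 0.0447
```

```bash
python3 -m pendant '[1,0,0,0,0,0,0, -1,0,0,0,0,0,0, -1,0,0,0,0,0,0, -1,0,0,0,0,0,0, -1,0,0,0,0,0,0, -1,0,0,-35,0,0,0, -1,0,0,-75,0,0,0, -1,20,0,-110,0,0,0, -1,20,0,-110,0,0,0]'
python3 - <<'E'
from h import *
s=snap('wrist','w15.png')
E
```

```text
clock: 27.1
position: [0.5295, 0.3553, 0.3005]
tool_rot: [0.058, 0.998, 0.003, 0.005]
ft_force: [1.4, 0.6, 1.2]
gripper_width: 0.0853
```

View pics/w15.png

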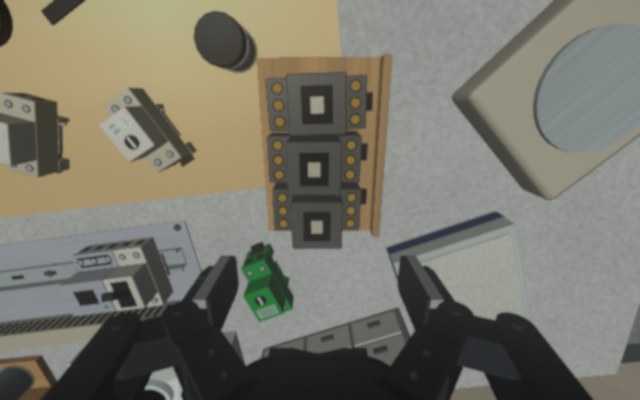

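```bash
python3 - <<'E'
from h import *
s=cam('wrist')
for u,v in [(317.5,105),(315,168.5),(317,227.5)]:
    P=p2w(s,u,v,.1445); print(R.from_euler('z',SHYAW).as_matrix().T@(P-SH))
t=robot.snapshot('top'); np.savez('last_top.npz',**{k:np.asarray(v) for k,v in t.items()})
im=t['frame']; cv2.imwrite('pics/t1.png',cv2.resize(im[150:275,100:425],None,fx=2.4,fy=2.4,interpolation=cv2.INTER_CUBIC))
E
```

```text
[-0.00134785  0.05234081  0.0845    ]
[-0.00338181  0.00327853  0.0845    ]
[-0.00178397 -0.04962533  0.0845    ]
```

View pics/t1.png

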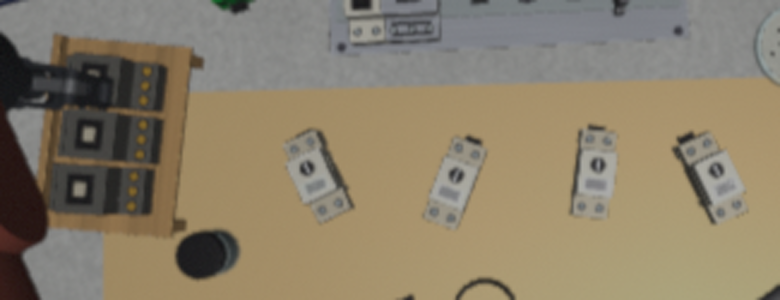

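```bash
python3 - <<'E'
from h import *
p=s2w(-.003,-.048,.0715); go(p,down(SHYAW),gp=True)
E
```

```text
shift mm [-20.8   1.1 108. ] turn deg [0.1  0.18 0.02] rows>=2.6
```

```bash
python3 -m pendant '[-1,-21,1,30,0,0,0, -1,-21,1,70,0,0,0, -1,-21,1,100,0,0,0, -1,-21,1,107,0,0,0, -1,-21,1,107,0,0,0, 1,-21,1,107,0,0,0, 1,-21,1,107,0,0,0, 1,-21,1,107,0,0,0, 1,-21,1,107,0,0,0, 1,-21,1,107,0,0,0]' 30
python3 -m pendant '[1,2,0,0,0,0,0, 1,4,0,0,0,0,0, 1,5,0,0,0,0,0, 1,5,0,0,0,0,0, -1,5,0,0,0,0,0, -1,5,0,0,0,0,0, -1,5,0,0,0,0,0, -1,5,0,-35,0,0,0, -1,5,0,-75,0,0,0, -1,5,0,-110,0,0,0]'
python3 - <<'E'
from h import *
s=snap('wrist','w16.png',(220,40,420,240),3)
E
```

```text
clock: 28.03
position: [0.5504, 0.3527, 0.1866]
tool_rot: [0.059, 0.998, 0.001, 0.002]
ft_force: [-0.7, -0.0, 4.7]
gripper_width: 0.0448
clock: 28.87
position: [0.5436, 0.3523, 0.2935]
tool_rot: [0.059, 0.998, -0.001, -0.002]
ft_force: [0.4, 0.4, 1.1]
gripper_width: 0.0855
```

View pics/w16.png

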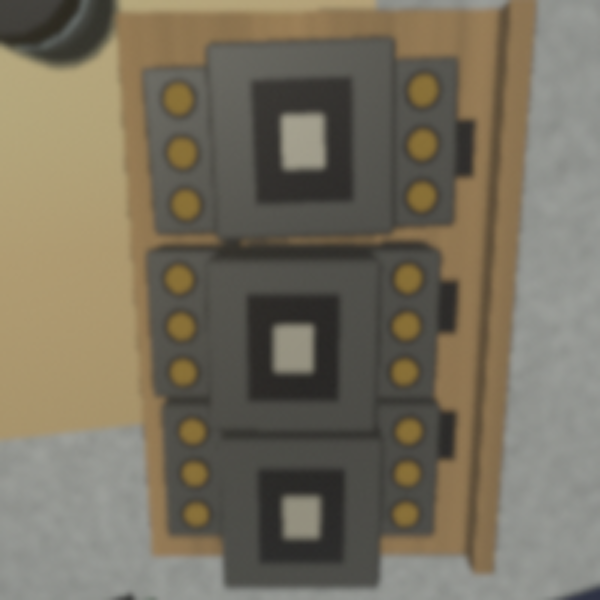

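```bash
python3 - <<'E'
from h import *
t=cam('top')
q=lambda a: np.array(a,float)/2.4+[100,150]
# shoulders ends centers: hook end / foot end at z .046, and logo center at z .076
for n,(b,f) in dict(A=((333,205),(303,147)),B=((440,212),(471,152)),C=((590,204),(598,140)),D=((733,208),(697,146))).items():
    P=[p2w(t,*q(x),.046) for x in (b,f)]; c=(P[0]+P[1])/2; d=P[1]-P[0]; print(n,c.round(3),np.arctan2(d[1],d[0]).round(3),np.linalg.norm(d).round(3))
go([.455,.166,.24],down(.48))
E
```

```text
A [0.459 0.166 0.046] 0.46 0.066
B [0.449 0.028 0.046] -0.502 0.067
C [ 0.455 -0.111  0.046] -0.159 0.065
D [ 0.446 -0.232  0.046] 0.489 0.072
shift mm [  69.2 -197.5   62.2] turn deg [ 0.54  0.31 55.75] rows>=7.8
```

```bash
python3 -m pendant '[-1,69,-198,62,0,0,56, -1,69,-198,62,0,0,56, -1,69,-198,62,0,0,56, -1,69,-198,62,0,0,56, -1,69,-198,62,0,0,56, -1,69,-198,62,0,0,56, -1,69,-198,62,0,0,56, -1,69,-198,62,0,0,56, -1,69,-198,62,0,0,56, -1,69,-198,62,0,0,56]'
python3 -m pendant '[-1,0,0,0,0,0,0, -1,0,0,0,0,0,0, -1,0,0,0,0,0,0, -1,0,0,0,0,0,0]'
python3 - <<'E'
from h import *
s=snap('wrist','w17.png'); print(cur()[:3,3])
E
```

```text
clock: 29.75
position: [0.4522, 0.164, 0.2313]
tool_rot: [0.52, 0.854, -0.001, -0.001]
ft_force: [-0.0, 0.9, 0.0]
gripper_width: 0.0855
clock: 30.08
position: [0.4525, 0.1642, 0.2318]
tool_rot: [0.52, 0.854, -0.001, -0.0]
ft_force: [0.3, 0.3, -0.7]
gripper_width: 0.0854
[0.45252577 0.16419489 0.23180622]
```

View pics/w17.png

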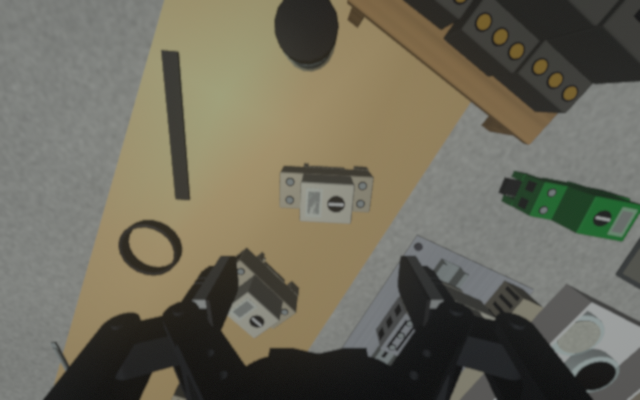

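```bash
python3 - <<'E'
from h import *
s=cam('wrist')
cv2.imwrite('pics/w17a.png',cv2.resize(s['frame'][150:235,265:385],None,fx=6.5,fy=6.5,interpolation=cv2.INTER_CUBIC))
print(w2p(s,[[.459,.166,.076]]))
E
```

```text
[[324.87027911 207.82559179]]
```

View pics/w17a.png

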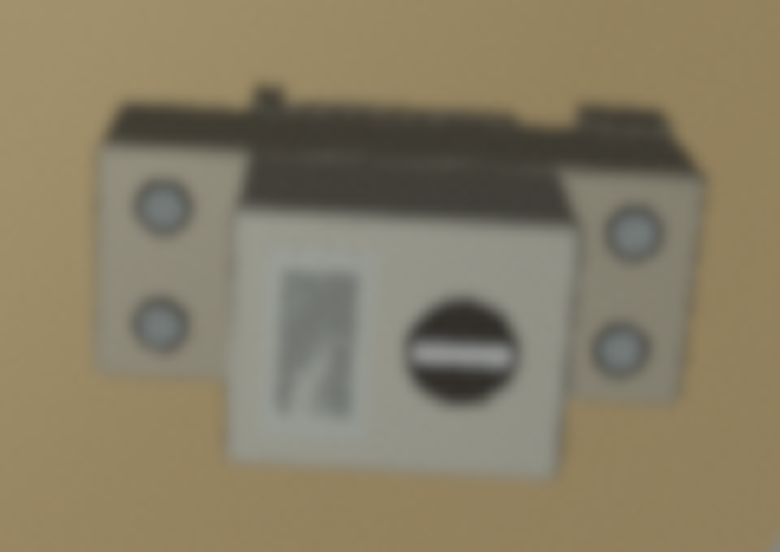

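```bash
cat >> h.py <<'E'
RM=np.array([[-22.5,18,76],[22.5,18,76],[-22.5,-18,76],[22.5,-18,76],[-44,18,46],[44,18,46],[-44,-18,46],[44,-18,46]])/1e3
E
python3 - <<'E'
from h import *
s=cam('wrist')
q=lambda a: np.array(a,float)/6.5+[265,150]
x,r=fit(s,RM,q([[235,208],[578,225],[230,462],[560,478],[100,147],[703,178],[97,372],[680,403]]),[.455,.166,.48],0); print(x.round(4),r.round(1).tolist())
p=np.array([x[0],x[1],.068]); p[2]+=.045; go(p,down(x[2]),gp=True)
E
```

```text
[0.4585 0.1702 0.4258] [[-0.3, -0.3], [1.2, -0.2], [-0.8, 0.6], [0.1, 0.5], [-0.8, -0.7], [1.0, -0.9], [-0.6, 0.9], [0.2, 0.4]]
shift mm [ 2.6  8.2 64.8] turn deg [-0.08  0.01  2.89] rows>=1.6
```

```bash
python3 -m pendant '[-1,2.6,8,30,0,0,2.9, -1,2.6,8,60,0,0,2.9, -1,2.6,8,65,0,0,2.9, -1,2.6,8,65,0,0,2.9, -1,2.6,8,65,0,0,2.9, -1,2.6,8,65,0,0,2.9]'
python3 - <<'E'
from h import *
go([.4585,.1702,.0685],down(.426),gp=True)
E
```

```text
clock: 30.63
position: [0.4594, 0.1702, 0.1688]
tool_rot: [0.542, 0.84, 0.0, 0.001]
ft_force: [0.5, -0.4, 0.6]
gripper_width: 0.0853
shift mm [ 0.4 -0.9 46.3] turn deg [ 0.1   0.05 -0.06] rows>=1.1
```

```bash
python3 -m pendant '[-1,0.4,-0.8,25,0,0,0, -1,0.4,-0.8,46,0,0,0, -1,0.4,-0.8,46,0,0,0, -1,0.4,-0.8,46,0,0,0, -1,0.4,-0.8,46,0,0,0]'
python3 - <<'E'
from h import *
go([.4585,.1702,.0685],down(.426),gp=True)
E
```

```text
clock: 31.05
position: [0.4586, 0.1702, 0.1229]
tool_rot: [0.542, 0.84, 0.001, 0.001]
ft_force: [0.3, 0.1, -0.4]
gripper_width: 0.0851
shift mm [ 0.  -0.1  0.4] turn deg [ 0.11  0.05 -0.07] rows>=0.0
```

```bash
python3 -m pendant '[1,0,0,0,0,0,0, 1,0,0,0,0,0,0, 1,0,0,0,0,0,0, 1,0,0,0,0,0,0, 1,0,0,0,0,0,0, 1,0,0,0,0,0,0, 1,0,0,0,0,0,0]' 90
python3 - <<'E'
from h import *
T=cur(); print(T[:3,3].round(4), robot.sense()['gripper_width'], robot.sense()['ft_force'].round(1))
E
```

```text
clock: 31.63
position: [0.4585, 0.1702, 0.1222]
tool_rot: [0.542, 0.84, 0.0, 0.001]
ft_force: [-0.0, 0.5, 5.1]
gripper_width: 0.0433
[0.4585 0.1702 0.1222] 0.043292255094228536 [-0.   0.5  5.1]
```

```bash
cat >> h.py <<'E'
def mod(x,y,z,tilt,L=.1222,T0=None):
    Rm=down(RYAW,np.radians(tilt)); o=r2w(x/1e3,y/1e3,z/1e3); go(o-Rm[:,2]*L,Rm,T0=T0)
def mpose(L=.1222):
    T=cur(); o=T[:3,3]+T[:3,2]*L; mz=-T[:3,2]; Rz=R.from_euler('z',RYAW).as_matrix()
    m=Rz.T@mz; mx=Rz.T@T[:3,1]
    print('mod rail mm',(w2r(o)*1000).round(2),'tilt deg',np.degrees(np.arctan2(-m[0],m[2])).round(2),'roll',np.degrees(m[1]).round(2),'yaw',np.degrees(np.arctan2(mx[1],mx[0])).round(2),'F',robot.sense()['ft_force'].round(1),'w',round(float(robot.sense()['gripper_width']),4))
E
python3 - <<'E'
from h import *
mod(-25,50,60,22)
E
```

```text
shift mm [-179.8   36.1  -78.9] turn deg [-21.62  -4.45  23.05] rows>=4.8
```

```bash
python3 -m pendant '[1,0,0,-40,0,0,0, 1,-30,0,-80,0,0,0, 1,-180,36,-79,-21.6,-4.5,23, 1,-180,36,-79,-21.6,-4.5,23, 1,-180,36,-79,-21.6,-4.5,23, 1,-180,36,-79,-21.6,-4.5,23, 1,-180,36,-79,-21.6,-4.5,23, 1,-180,36,-79,-21.6,-4.5,23, 1,-180,36,-79,-21.6,-4.5,23, 1,-180,36,-79,-21.6,-4.5,23]'
python3 - <<'E'
from h import *
mpose(); mod(-22,50,6,22)
snap('wrist','w18.png')
E
```

```text
clock: 32.47
position: [0.5453, 0.0228, 0.1815]
tool_rot: [0.689, 0.708, 0.113, 0.109]
ft_force: [-60.0, -0.3, 7.6]
gripper_width: 0.0437
mod rail mm [-53.08  52.33  37.25] tilt deg 18.0 roll -0.26 yaw 0.56 F [-60.   -0.3   7.6] w 0.0437
shift mm [-2.1 11.4 39.6] turn deg [-4.   -0.28  0.52] rows>=1.0
```

View pics/w18.png

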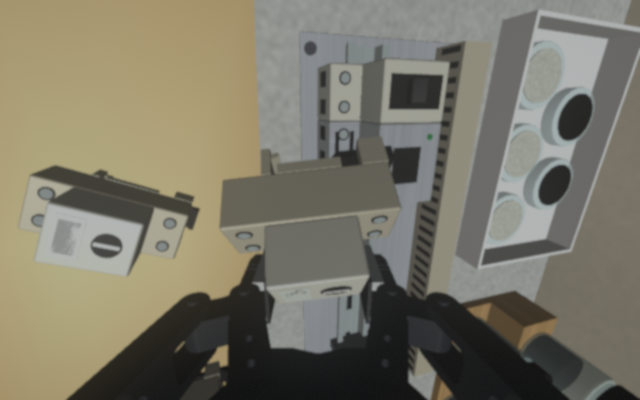

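```bash
python3 -m pendant '[1,0,-35,-5,0,0,0, 1,0,-45,-20,0,0,0, 1,0,-45,-50,0,0,0, 1,-15,-30,-80,0,0,0, 1,-15,-30,-80,0,0,0, 1,-15,-30,-80,0,0,0]'
python3 - <<'E'
from h import *
mpose()
snap('wrist','w19.png')
snap('scene','s6.png',(180,60,420,240),3.3)
E
```

```text
clock: 33.02
position: [0.5078, 0.0044, 0.2652]
tool_rot: [0.688, 0.7, 0.136, 0.135]
ft_force: [0.4, 0.2, -2.5]
gripper_width: 0.0434
mod rail mm [-82.72  33.77 123.92] tilt deg 22.07 roll 0.13 yaw 0.05 F [ 0.4  0.2 -2.5] w 0.0434
```

View pics/w19.png

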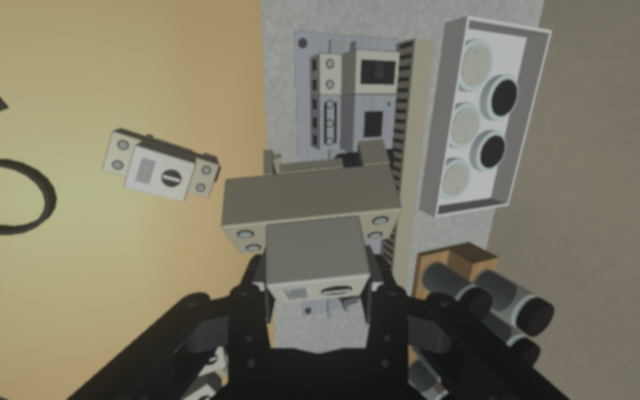

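View pics/s6.png

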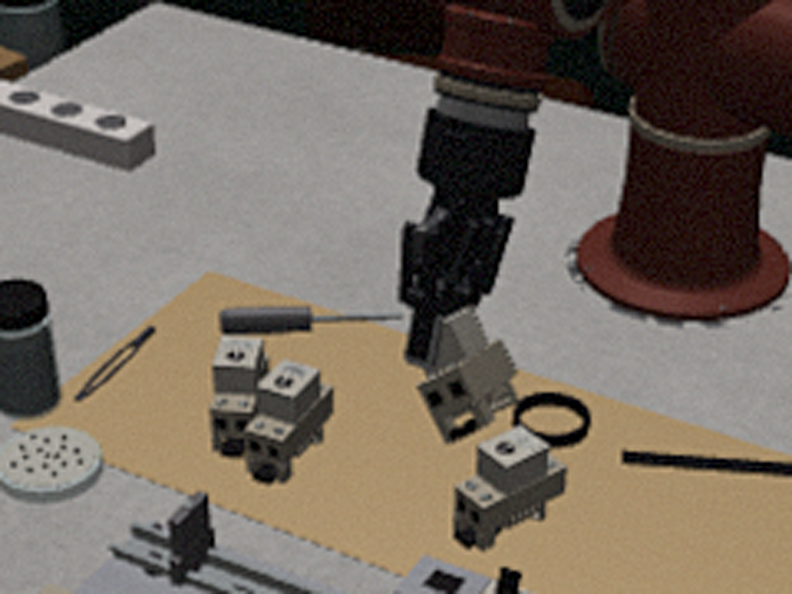

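```bash
python3 - <<'E'
from h import *
s=cam('wrist')
cv2.imwrite('pics/w19a.png',cv2.resize(s['frame'][130:330,210:410],None,fx=3.9,fy=3,interpolation=cv2.INTER_CUBIC))
E
```

```text
(no output)
```

View pics/w19a.png

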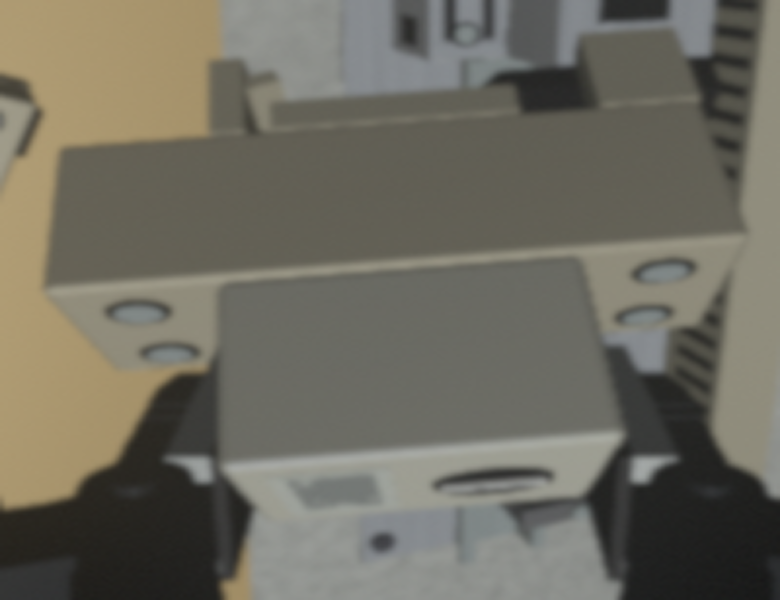

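```bash
cat >> h.py <<'E'
def fit6(s,model,pix,T0):
    """6dof pose of module in tool frame via solvePnP; returns T_tool_module"""
    K=np.array([[s['fx'],0,s['cx']],[0,s['fy'],s['cy']],[0,0,1.0]])
    ok,rv,tv=cv2.solvePnP(np.array(model,float),np.array(pix,float),K,None,flags=cv2.SOLVEPNP_SQPNP)
    rv,tv=cv2.solvePnPRefineLM(np.array(model,float),np.array(pix,float),K,None,rv,tv)
    pr=cv2.projectPoints(np.array(model,float),rv,tv,K,None)[0].reshape(-1,2)
    C=np.eye(4); C[:3,:3]=np.diag([1,-1,-1])@cv2.Rodrigues(rv)[0]; C[:3,3]=np.diag([1,-1,-1])@tv.ravel()
    W=s['cam_to_world']@C
    return np.linalg.inv(T0)@W, W, pr-np.array(pix)
E
python3 - <<'E'
from h import *
s=cam('wrist'); T=cur()
m=np.array([[-22.5,18,76],[22.5,18,76],[-22.5,18,46],[22.5,18,46],[-22.5,-18,76],[22.5,-18,76],[-44,18,46],[44,18,46],[-44,18,17],[44,18,17]])/1e3
p=np.array([[225,465],[622,432],[222,288],[582,262],[275,518],[590,497],[47,292],[745,235],[62,150],[700,100]])/[3.9,3]+[210,130]
X,W,r=fit6(s,m,p,T); print(r.round(1).tolist()); print(X.round(4))
# nominal: module axes in tool: x->tool y, y->tool x, z->-tool z
N=np.array([[0,1,0],[1,0,0],[0,0,-1.]]).T
print('dev rotvec (module axes deg)',R.from_matrix(N.T@X[:3,:3]).as_rotvec(degrees=True).round(1))
print('grasp pt in module', (np.linalg.inv(X)@np.array([0,0,.054,1])).round(4))
print(W.round(3))
E
```

```text
[[-0.7, 1.0], [0.6, 0.9], [-0.1, -2.0], [-0.9, -2.8], [-0.9, 0.5], [0.8, -1.4], [0.6, 1.2], [0.7, 1.8], [1.0, 0.0], [-1.1, 0.6]]
[[ 0.0882  0.7723 -0.6291  0.0446]
 [ 0.9951 -0.0402  0.0901 -0.0022]
 [ 0.0443 -0.6339 -0.7721  0.1015]
 [ 0.      0.      0.      1.    ]]
dev rotvec (module axes deg) [39.2  4.2  4. ]
grasp pt in module [-0.0039 -0.0045  0.0649  1.    ]
[[ 0.939 -0.286 -0.19   0.541]
 [ 0.106  0.768 -0.632  0.05 ]
 [ 0.326  0.573  0.751  0.166]
 [ 0.     0.     0.     1.   ]]
```

```bash
python3 - <<'E'
from h import *
s=cam('wrist'); T=cur()
m=np.array([[-22.5,18,76],[22.5,18,76],[-22.5,18,46],[22.5,18,46],[-22.5,-18,76],[22.5,-18,76],[-44,18,46],[44,18,46],[-44,18,17],[44,18,17]])/1e3
p=np.array([[225,465],[622,432],[222,288],[582,262],[275,518],[590,497],[47,292],[745,235],[62,150],[700,100]])/[3.9,3]+[210,130]
X,W,r=fit6(s,m,p,T); np.save('X.npy',X)
for z in (.06,.003):
    Wt=np.eye(4); Wt[:3,:3]=R.from_euler('z',0.0).as_matrix(); Wt[:3,3]=[.50,-.05,z]
    Tt=Wt@np.linalg.inv(X); print(Tt.round(3).tolist()); go(Tt[:3,3],Tt[:3,:3])
E
```

```text
[[0.088, 0.995, 0.044, 0.494], [0.772, -0.04, -0.634, -0.02], [-0.629, 0.09, -0.772, 0.167], [0.0, 0.0, 0.0, 1.0]]
shift mm [-25.  -47.1  83.1] turn deg [ 16.99 -39.61  -2.48] rows>=6.0
[[0.088, 0.995, 0.044, 0.494], [0.772, -0.04, -0.634, -0.02], [-0.629, 0.09, -0.772, 0.11], [0.0, 0.0, 0.0, 1.0]]
shift mm [-24.9 -68.1 136.1] turn deg [ 16.99 -39.61  -2.48] rows>=6.0
```

```bash
python3 - <<'E'
from h import *
X=np.load('X.npy')
for z in (.06,.003):
    Wt=np.eye(4); Wt[:3,:3]=R.from_euler('z',0.0).as_matrix(); Wt[:3,3]=[.50,-.075,z]
    Tt=Wt@np.linalg.inv(X); go(Tt[:3,3],Tt[:3,:3])
E
```

```text
shift mm [-50.  -47.5  83. ] turn deg [ 16.99 -39.61  -2.48] rows>=6.0
shift mm [-49.9 -68.6 135.9] turn deg [ 16.99 -39.61  -2.48] rows>=6.0
```

```bash
python3 -m pendant '[1,-50,-47,60,17,-39.6,-2.5, 1,-50,-47,60,17,-39.6,-2.5, 1,-50,-47,60,17,-39.6,-2.5, 1,-50,-47,60,17,-39.6,-2.5, 1,-50,-47,60,17,-39.6,-2.5, 1,-50,-47,60,17,-39.6,-2.5, 1,-50,-47,83,17,-39.6,-2.5, 1,-50,-47,83,17,-39.6,-2.5, 1,-50,-47,83,17,-39.6,-2.5, 1,-50,-47,83,17,-39.6,-2.5]'
python3 - <<'E'
from h import *
print((cur()@np.load('X.npy')).round(3))
X=np.load('X.npy')
Wt=np.eye(4); Wt[:3,3]=[.50,-.075,.003]
Tt=Wt@np.linalg.inv(X); go(Tt[:3,3],Tt[:3,:3])
snap('scene','s7.png',(180,60,420,240),3.3)
snap('wrist','w20.png')
E
```

```text
clock: 33.95
position: [0.4945, -0.0454, 0.1675]
tool_rot: [0.689, 0.641, -0.212, 0.263]
ft_force: [0.5, 0.3, -1.6]
gripper_width: 0.0434
[[ 1.    -0.    -0.     0.501]
 [ 0.     1.     0.    -0.075]
 [ 0.    -0.     1.     0.061]
 [ 0.     0.     0.     1.   ]]
shift mm [36.5 -6.  44.5] turn deg [ 0.03 -0.   -0.  ] rows>=1.4
```

View pics/s7.png

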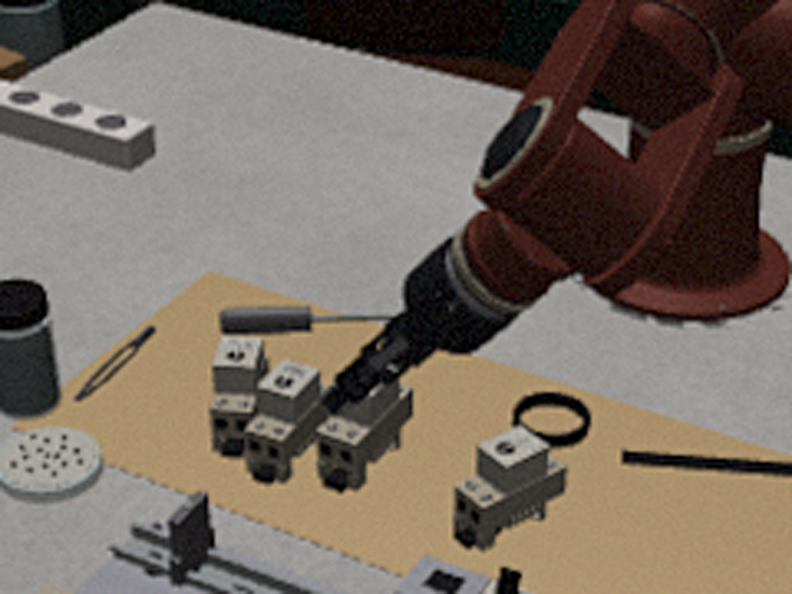

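View pics/w20.png

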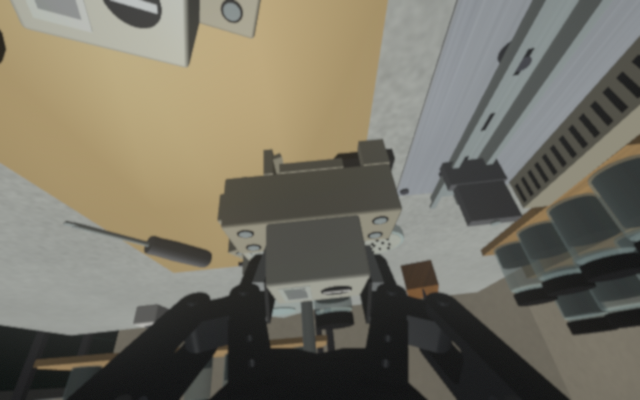

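```bash
python3 - <<'E'
from h import *
s=cam('scene')
for u,v in [(286,381),(238,354),(508,447)]:
    print(p2w(s,180+u/3.3,60+v/3.3,.076).round(3))
t=robot.snapshot('top'); im=t['frame']; np.savez('last_top.npz',**{k:np.asarray(v) for k,v in t.items()}); cv2.imwrite('pics/t2.png',cv2.resize(im[170:290,200:440],None,fx=3.2,fy=3.2,interpolation=cv2.INTER_CUBIC))
E
```

```text
[ 0.464 -0.168  0.076]
[ 0.45  -0.224  0.076]
[0.453 0.031 0.076]
```

View pics/t2.png

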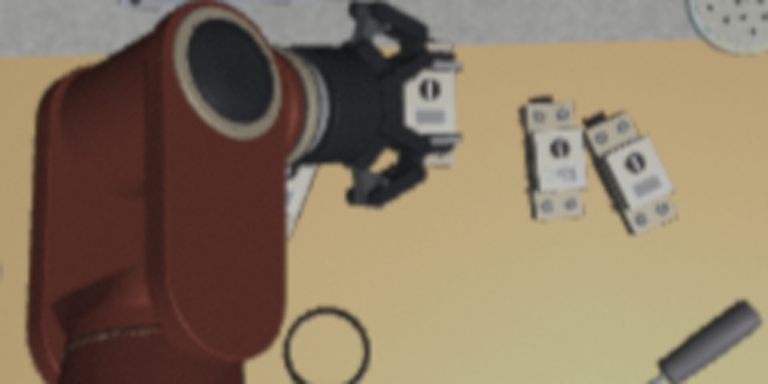

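```bash
python3 -m pendant '[1,18,-3,22,0,0,0, 1,32,-5,39,0,0,0, 1,36.5,-6,44.5,0,0,0, 1,36.5,-6,44.5,0,0,0, 1,36.5,-6,44.5,0,0,0]'
python3 - <<'E'
from h import *
X=np.load('X.npy'); print((cur()@X)[:3,3].round(4), robot.sense()['ft_force'].round(1))
Wt=np.eye(4); Wt[:3,3]=[.50,-.075,.000]
Tt=Wt@np.linalg.inv(X); go(Tt[:3,3],Tt[:3,:3])
E
```

```text
clock: 34.52
position: [0.495, -0.0454, 0.1115]
tool_rot: [0.69, 0.641, -0.211, 0.264]
ft_force: [0.7, -0.4, -1.3]
gripper_width: 0.0434
[ 0.5017 -0.0752  0.0049] [ 0.7 -0.4 -1.3]
shift mm [ 3.1 -1.7  3.5] turn deg [ 0.18  0.01 -0.13] rows>=0.1
```

```bash
python3 -m pendant '[1,1.5,0,2,0,0,0, 1,3,0,3.7,0,0,0, 1,3,0,3.7,0,0,0, 1,3,0,3.7,0,0,0]'
```

```text
clock: 34.85
position: [0.4966, -0.0456, 0.1082]
tool_rot: [0.69, 0.64, -0.211, 0.265]
ft_force: [-1.9, 0.1, 6.5]
gripper_width: 0.0437
```

```bash
python3 -m pendant '[-1,0,0,0,0,0,0, -1,0,0,0,0,0,0, -1,0,0,0,0,0,0, -1,0,0,0,0,0,0, -1,0,0,0,0,0,0, -1,0,0,-30,0,0,0, -1,0,0,-70,0,0,0, -1,0,0,-110,0,0,0, -1,0,0,-140,0,0,0, -1,0,0,-140,0,0,0]'
python3 - <<'E'
from h import *
go([.50,-.075,.24],down(.0))
snap('wrist','w21.png')
snap('scene','s8.png',(180,60,420,240),3.3)
E
```

```text
clock: 35.68
position: [0.4914, 0.0463, 0.22]
tool_rot: [0.69, 0.641, -0.207, 0.267]
ft_force: [0.9, -0.7, 0.8]
gripper_width: 0.0859
shift mm [-105.6   15.1   61.8] turn deg [ 4.98 39.12 -4.02] rows>=5.5
```

View pics/w21.png

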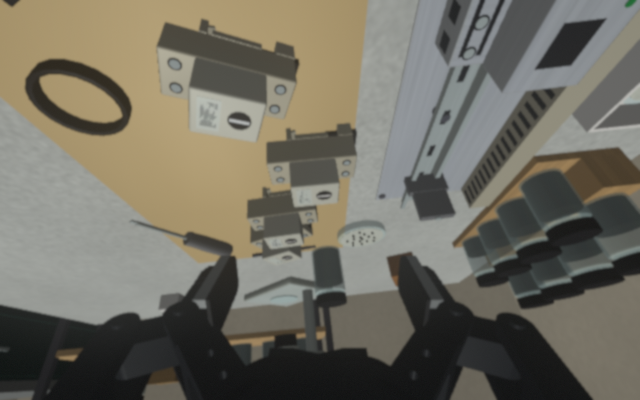

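View pics/s8.png

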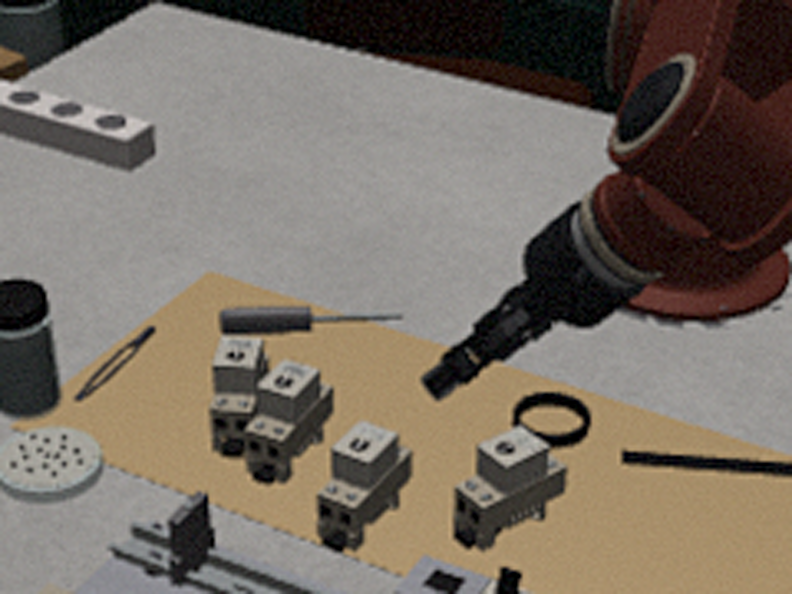

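```bash
python3 -m pendant '[-1,-105,15,30,5,39,-4, -1,-105,15,30,5,39,-4, -1,-105,15,30,5,39,-4, -1,-105,15,40,5,39,-4, -1,-105,15,50,5,39,-4, -1,-105,15,62,5,39,-4, -1,-105,15,62,5,39,-4, -1,-105,15,62,5,39,-4, -1,-105,15,62,5,39,-4, -1,-105,15,62,5,39,-4]'
python3 - <<'E'
from h import *
go([.50,-.075,.23],down(.0))
snap('wrist','w22.png',(250,160,410,300),5)
E
```

```text
clock: 36.62
position: [0.4968, -0.0768, 0.233]
tool_rot: [0.708, 0.706, -0.006, -0.002]
ft_force: [0.0, 0.5, 0.6]
gripper_width: 0.0854
shift mm [1.8 3.2 3. ] turn deg [-0.66  0.26 -0.2 ] rows>=0.1
```

View pics/w22.png

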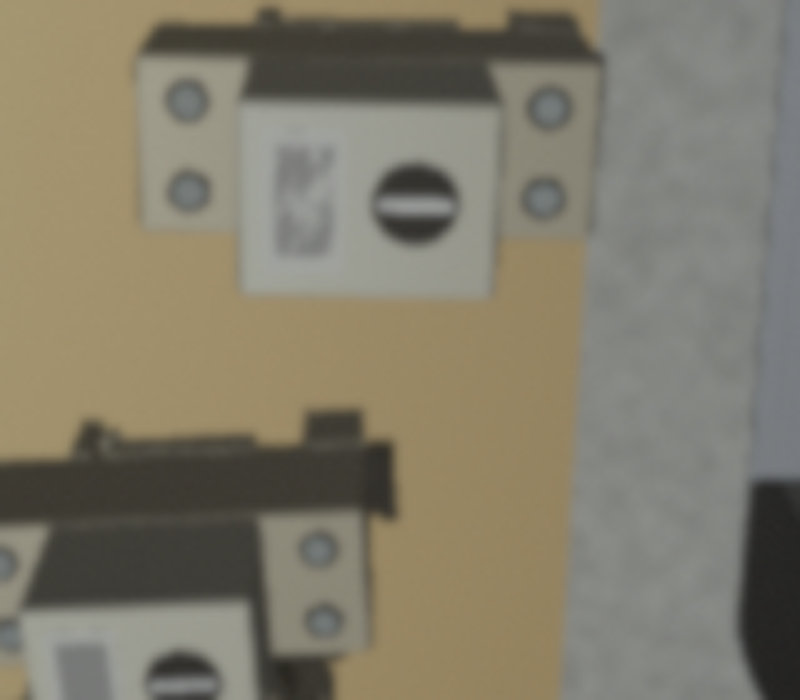

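```bash
python3 - <<'E'
from h import *
s=cam('wrist')
q=lambda a: np.array(a,float)/5+[250,160]
x,r=fit(s,RM,q([[240,98],[502,103],[240,293],[493,297],[137,53],[603,63],[142,230],[592,238]]),[.5,-.07,0],0); print(x.round(4),r.round(1).tolist())
go([x[0],x[1],.068+.05],down(x[2]),gp=True)
E
```

```text
[ 0.5007 -0.0721 -0.0196] [[-0.8, -0.4], [1.0, -0.4], [-0.4, 0.5], [0.6, 0.7], [-0.7, -0.3], [0.8, -0.7], [-0.5, 0.4], [0.0, 0.5]]
shift mm [ 4.8  4.4 61.3] turn deg [-0.62  0.27  0.95] rows>=1.5
```

```bash
python3 -m pendant '[-1,4.8,4.4,30,-0.5,0.2,0.9, -1,4.8,4.4,60,-0.5,0.2,0.9, -1,4.8,4.4,62,-0.5,0.2,0.9, -1,4.8,4.4,62,-0.5,0.2,0.9, -1,4.8,4.4,62,-0.5,0.2,0.9, -1,4.8,4.4,62,-0.5,0.2,0.9]'
python3 - <<'E'
from h import *
go([.5007,-.0721,.0685],down(-.0196),gp=True)
E
```

```text
clock: 37.17
position: [0.502, -0.073, 0.1738]
tool_rot: [0.714, 0.7, -0.0, 0.001]
ft_force: [0.2, -0.1, -0.3]
gripper_width: 0.0854
shift mm [ 1.  -1.4 51.2] turn deg [0.09 0.1  0.  ] rows>=1.2
```

```bash
python3 -m pendant '[-1,1,-1.4,25,0,0,0, -1,1,-1.4,49,0,0,0, -1,1,-1.4,51,0,0,0, -1,1,-1.4,51,0,0,0, -1,1,-1.4,51,0,0,0, 1,1,-1.4,51,0,0,0, 1,1,-1.4,51,0,0,0, 1,1,-1.4,51,0,0,0, 1,1,-1.4,51,0,0,0, 1,1,-1.4,51,0,0,0]' 90
python3 -m pendant '[1,0,0,0,0,0,0, 1,0,0,0,0,0,0]'
python3 - <<'E'
from h import *
T=cur(); print(T[:3,3].round(4), robot.sense()['ft_force'].round(1))
mod(-25,45,100,22,L=T[2,3])
EE=0
E
```

```text
clock: 38.0
position: [0.5004, -0.0723, 0.122]
tool_rot: [0.714, 0.7, -0.0, 0.001]
ft_force: [0.6, 0.6, 4.7]
gripper_width: 0.0438
clock: 38.17
position: [0.5004, -0.0723, 0.122]
tool_rot: [0.714, 0.7, -0.0, 0.001]
ft_force: [-0.9, 0.2, 6.4]
gripper_width: 0.0432
[ 0.5004 -0.0723  0.122 ] [-0.9  0.2  6.4]
shift mm [  89.7   63.4 -119.2] turn deg [-21.96   0.49  -2.11] rows>=3.9
```

```bash
python3 - <<'E'
from h import *
mod(-30,30,45,22,L=.122)
E
```

```text
shift mm [ 74.6  59.  -64.2] turn deg [-21.96   0.49  -2.11] rows>=3.1
```

```bash
python3 -m pendant '[1,0,0,-40,0,0,0, 1,20,0,-70,-5,0,-0.5, 1,45,20,-75,-12,0,-1, 1,60,40,-70,-18,0,-1.5, 1,70,55,-66,-22,0.5,-2, 1,75,59,-64,-22,0.5,-2, 1,75,59,-64,-22,0.5,-2, 1,75,59,-64,-22,0.5,-2]'
python3 - <<'E'
from h import *
mpose(.122)
mod(-22,48,10,22,L=.122)
snap('wrist','w23.png')
E
```

```text
clock: 38.83
position: [0.5592, 0.0019, 0.1833]
tool_rot: [0.689, 0.7, 0.134, 0.131]
ft_force: [-0.3, -0.6, -1.9]
gripper_width: 0.0432
mod rail mm [-32.21  30.69  41.88] tilt deg 21.67 roll -0.03 yaw -0.12 F [-0.3 -0.6 -1.9] w 0.0432
shift mm [17.4 -3.  33.4] turn deg [-0.33 -0.03 -0.12] rows>=0.9
```

View pics/w23.png

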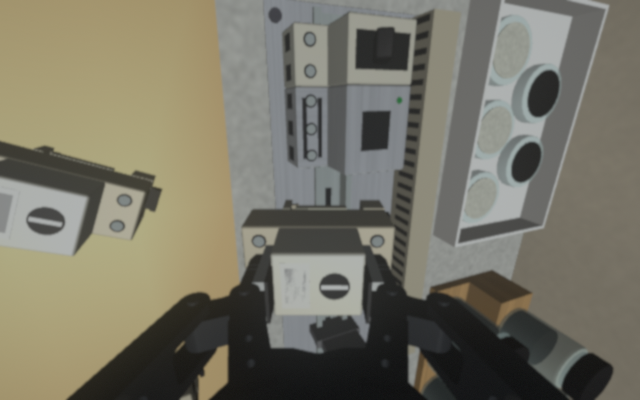

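```bash
python3 - <<'E'
from h import *
s=cam('wrist'); T=cur()
f=lambda x,y,z: w2p(s,(T@np.array([x,y,z,1]))[:3])[0].round(1)
print(f(.018,-.0225,.046),f(.018,.0225,.046),f(-.018,-.0225,.046),f(-.018,.0225,.046))
cv2.imwrite('pics/w23a.png',cv2.resize(s['frame'][190:330,230:410],None,fx=4.4,fy=4.2,interpolation=cv2.INTER_CUBIC))
E
```

```text
[269.3 254.7] [366.2 254.8] [273.3 317.4] [362.2 317.5]
```

View pics/w23a.png

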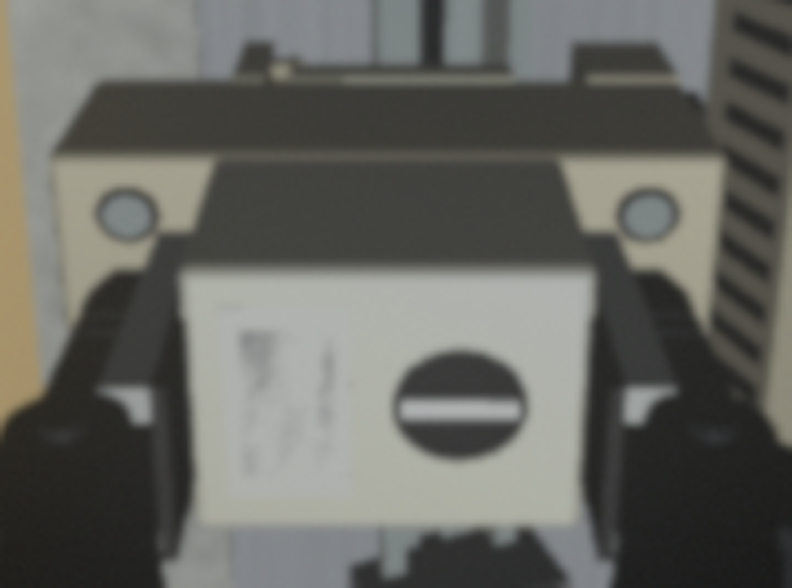

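```bash
python3 -m pendant '[1,6,-1,12,0,0,0, 1,12,-2,24,0,0,0, 1,15,-3,30,-0.3,0,0, 1,17,-3,33,-0.3,0,0, 1,17,-3,33,-0.3,0,0, 1,17,-3,33,-0.3,0,0]'
python3 - <<'E'
from h import *
mpose(.122)
mod(-14,48,-3.4,22,L=.122)
E
```

```text
clock: 39.38
position: [0.5693, 0.0188, 0.1528]
tool_rot: [0.689, 0.699, 0.138, 0.135]
ft_force: [-1.0, 0.1, -1.8]
gripper_width: 0.0436
mod rail mm [-20.85  47.39  11.85] tilt deg 22.19 roll -0.02 yaw -0.15 F [-1.   0.1 -1.8] w 0.0436
shift mm [ 0.6  1.  16.7] turn deg [ 0.19 -0.02 -0.14] rows>=0.4
```

```bash
python3 -m pendant '[1,0.6,-1,8,0,0,0, 1,0.6,1,17,0,0,0, 1,0.6,1,17,0,0,0, 1,0.6,1,17,0,0,0, 1,0.6,1,17,0,0,0]'
python3 - <<'E'
from h import *
mpose(.122)
mod(-5,48,-3.4,22,L=.122)
mod(2,48,-3.4,22,L=.122)
E
```

```text
clock: 39.8
position: [0.5765, 0.0198, 0.137]
tool_rot: [0.689, 0.699, 0.137, 0.134]
ft_force: [-0.4, -0.2, -1.5]
gripper_width: 0.0433
mod rail mm [-13.6   48.29  -4.  ] tilt deg 22.17 roll -0.03 yaw -0.15 F [-0.4 -0.2 -1.5] w 0.0433
shift mm [-0.2  8.6  2.7] turn deg [ 0.17 -0.03 -0.13] rows>=0.2
shift mm [-0.2 15.   5.3] turn deg [ 0.17 -0.03 -0.13] rows>=0.4
```

```bash
python3 -m pendant '[1,0,4,1.3,0,0,0, 1,0,8.6,2.7,0,0,0, 1,0,12,4.1,0,0,0, 1,0,14,4.8,0,0,0, 1,0,14,4.8,0,0,0, 1,0,14,4.8,0,0,0]'
python3 - <<'E'
from h import *
mpose(.122)
s=snap('scene','s9.png',(230,170,390,290),5)
E
```

```text
clock: 40.3
position: [0.5915, 0.0201, 0.1381]
tool_rot: [0.689, 0.699, 0.138, 0.135]
ft_force: [-0.5, -0.5, -2.2]
gripper_width: 0.0436
mod rail mm [ 1.43 48.33 -2.89] tilt deg 22.21 roll -0.03 yaw -0.14 F [-0.5 -0.5 -2.2] w 0.0436
```

View pics/s9.png

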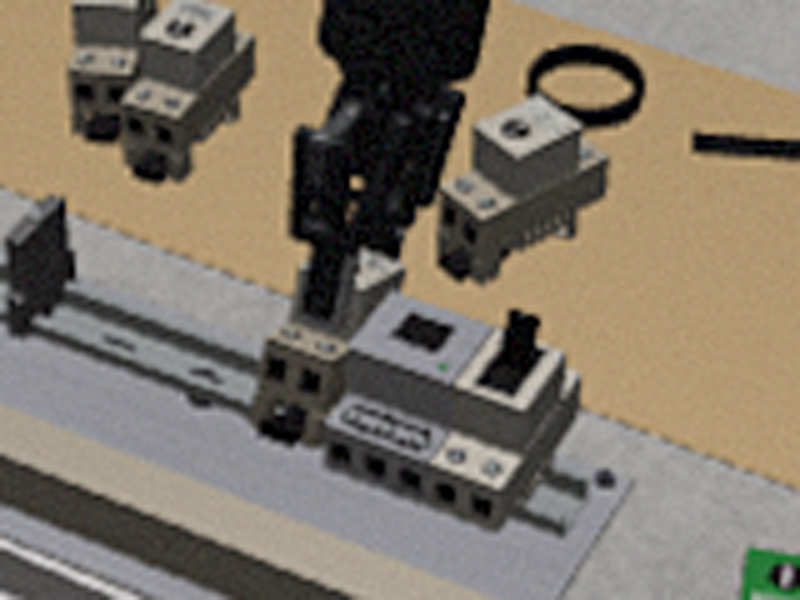

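```bash
python3 -m pendant '[1,0,1.4,0.8,0,0,0, 1,0,2.8,1.4,0,0,0, 1,0,2.8,1.4,0,0,0]'
python3 - <<'E'
from h import *
mpose(.122)
arc([0],piv=(-.0175,-.002))
arc([-3,-6,-9,-12,-15,-18,-22],piv=(-.0180,-.002))
E
```

```text
clock: 40.6
position: [0.5928, 0.0202, 0.1365]
tool_rot: [0.689, 0.7, 0.136, 0.132]
ft_force: [-6.7, -0.3, 1.7]
gripper_width: 0.0436
mod rail mm [ 2.01 48.51 -4.77] tilt deg 21.85 roll -0.05 yaw -0.11 F [-6.7 -0.3  1.7] w 0.0436
0 [0. 0. 0.] [0. 0. 0.]
-3 [0.  5.8 1.1] [ 3. -0.  0.]
-6 [ 0.  11.6  2.4] [ 6. -0.  0.]
-9 [ 0.  17.3  4.1] [ 9. -0.  0.]
-12 [ 0.  22.9  6.1] [12. -0.  0.]
-15 [ 0.  28.4  8.4] [15. -0.  0.]
-18 [ 0.  33.7 10.9] [18. -0.  0.]
-22 [ 0.1 40.7 14.7] [22. -0.  0.]
```

```bash
cat >> h.py <<'E'
def rock(y,angs,L,piv=(-18.0,-2.0),dz=0):
    for a in angs:
        t=np.radians(a); v=np.array([0-piv[0],-11-piv[1]]); o=np.array(piv)+np.array([np.cos(t)*v[0]-np.sin(t)*v[1],np.sin(t)*v[0]+np.cos(t)*v[1]])
        print(a,o.round(1),end=' '); mod(o[0],y,o[1],a,L)
E
python3 - <<'E'
from h import *
rock(48.5,[18,14,10,7,4,2,0,-1.5],.122)
E
```

```text
18 [ 1.9 -5. ] shift mm [0.1 8.  0.4] turn deg [ 3.85 -0.06 -0.1 ] rows>=0.5
14 [ 1.6 -6.4] shift mm [ 0.1 15.7  2.5] turn deg [ 7.85 -0.06 -0.1 ] rows>=1.1
10 [ 1.3 -7.7] shift mm [ 0.1 23.3  5.1] turn deg [11.85 -0.06 -0.09] rows>=1.7
7 [ 1.  -8.7] shift mm [ 0.1 28.8  7.4] turn deg [14.85 -0.07 -0.09] rows>=2.1
4 [ 0.6 -9.7] shift mm [ 0.2 34.2  9.9] turn deg [17.85 -0.07 -0.09] rows>=2.5
2 [  0.3 -10.4] shift mm [ 0.2 37.8 11.8] turn deg [19.85 -0.07 -0.09] rows>=2.8
0 [  0. -11.] shift mm [ 0.2 41.2 13.8] turn deg [21.85 -0.07 -0.09] rows>=3.1
-1.5 [ -0.2 -11.5] shift mm [ 0.2 43.8 15.4] turn deg [23.35 -0.07 -0.09] rows>=3.3
```

```bash
python3 -m pendant '[1,0,4,0,2,0,0, 1,0,8,0.4,3.9,0,0, 1,0,12,1.4,6,0,0, 1,0,15.7,2.5,7.9,0,0, 1,0,19.5,3.8,9.9,0,0, 1,0,23.3,5.1,11.9,0,0, 1,0,23.3,5.1,11.9,0,0]'
python3 - <<'E'
from h import *
mpose(.122)
rock(48.5,[7,4,2,0,-2],.122)
E
```

```text
clock: 41.18
position: [0.6172, 0.0206, 0.1412]
tool_rot: [0.699, 0.71, 0.062, 0.06]
ft_force: [-8.1, 0.6, 2.9]
gripper_width: 0.0435
mod rail mm [ 2.07 48.47 -6.95] tilt deg 9.93 roll -0.08 yaw -0.1 F [-8.1  0.6  2.9] w 0.0435
7 [ 1.  -8.7] shift mm [0.2 4.8 1.7] turn deg [ 2.93 -0.08 -0.1 ] rows>=0.4
4 [ 0.6 -9.7] shift mm [ 0.2 10.7  3.1] turn deg [ 5.93 -0.08 -0.09] rows>=0.8
2 [  0.3 -10.4] shift mm [ 0.2 14.5  4.2] turn deg [ 7.93 -0.09 -0.09] rows>=1.1
0 [  0. -11.] shift mm [ 0.2 18.3  5.5] turn deg [ 9.93 -0.09 -0.09] rows>=1.4
-2 [ -0.3 -11.6] shift mm [ 0.2 22.   6.8] turn deg [11.93 -0.09 -0.09] rows>=1.7
```

```bash
python3 -m pendant '[1,0,4.5,2,3,0,0, 1,0,10,4,6,0,0, 1,0,14,5.5,8,0,0, 1,0,17.5,7,10,0,0, 1,0,17.5,8,10,0,0, 1,0,17.5,8,10,0,0]'
python3 - <<'E'
from h import *
mpose(.122)
snap('wrist','w24.png'); s=snap('scene','s10.png',(230,170,390,290),5)
E
```

```text
clock: 41.68
position: [0.6368, 0.0209, 0.139]
tool_rot: [0.701, 0.713, 0.002, 0.001]
ft_force: [-7.9, 0.5, 9.2]
gripper_width: 0.0433
mod rail mm [  0.96  48.45 -10.98] tilt deg 0.17 roll -0.08 yaw -0.08 F [-7.9  0.5  9.2] w 0.0433
```

View pics/s10.png

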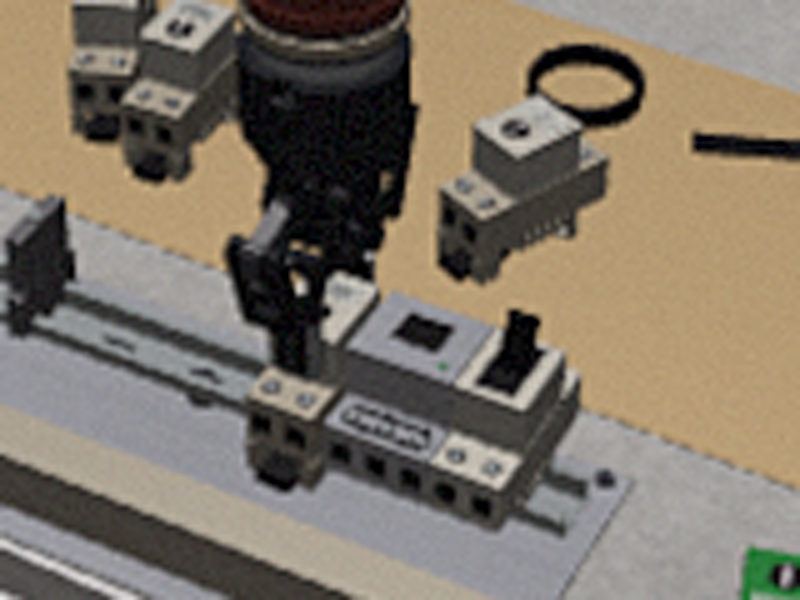

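```bash
python3 -m pendant '[1,0,-1,2,0.5,0,0, 1,0,-2,3,1,0,0, 1,0,-2,3,1,0,0, 1,0,-2,0,0,0,0, 1,0,-2,-4,0,0,0, 1,0,-2,-6,-1,0,0, 1,0,-2,-6,-1,0,0]'
python3 - <<'E'
from h import *
mpose(.122)
E
```

```text
clock: 42.37
position: [0.6326, 0.0208, 0.14]
tool_rot: [0.702, 0.713, 0.007, 0.006]
ft_force: [2.3, 0.3, -14.4]
gripper_width: 0.0432
mod rail mm [-1.28 48.52 -9.94] tilt deg 1.08 roll -0.1 yaw -0.12 F [  2.3   0.3 -14.4] w 0.0432
```

```bash
python3 -m pendant '[1,0,1,5,1,0,0, 1,0,1,5,1,0,0, 1,2,1,5,1,0,0, 1,4,1,5,1,0,0, 1,6,1,5,1,0,0, 1,7.5,1,5,1,0,0, 1,7.5,1,5,1,0,0]'
python3 - <<'E'
from h import *
mpose(.122)
E
```

```text
clock: 42.95
position: [0.6362, 0.0259, 0.1392]
tool_rot: [0.701, 0.713, 0.001, 0.004]
ft_force: [-2.9, -9.9, -0.0]
gripper_width: 0.0436
mod rail mm [  0.88  52.74 -10.78] tilt deg 0.37 roll 0.29 yaw -0.03 F [-2.9 -9.9 -0. ] w 0.0436
```

```bash
python3 -m pendant '[1,7,0,0,0,0,0, -1,-1,0,0,0,0,0, -1,-1,0,0,0,0,0, -1,-1,0,0,0,0,0, -1,-1,0,0,0,0,0, -1,-1,0,-35,0,0,0, -1,-1,0,-70,0,0,0, -1,-1,0,-110,0,0,0, -1,-1,0,-110,0,0,0]'
python3 - <<'E'
from h import *
s=snap('wrist','w25.png')
im=s['frame']; cv2.imwrite('pics/w25a.png',cv2.resize(im[140:290,240:400],None,fx=5,fy=4,interpolation=cv2.INTER_CUBIC))
go([.450,.029,.235],down(-.5))
E
```

```text
clock: 43.7
position: [0.639, 0.0278, 0.2592]
tool_rot: [0.701, 0.713, 0.008, 0.008]
ft_force: [1.9, -0.8, 2.2]
gripper_width: 0.0853
shift mm [   4.3 -188.2   17.2] turn deg [ 0.99 -0.31 29.6 ] rows>=4.5
```

View pics/w25.png

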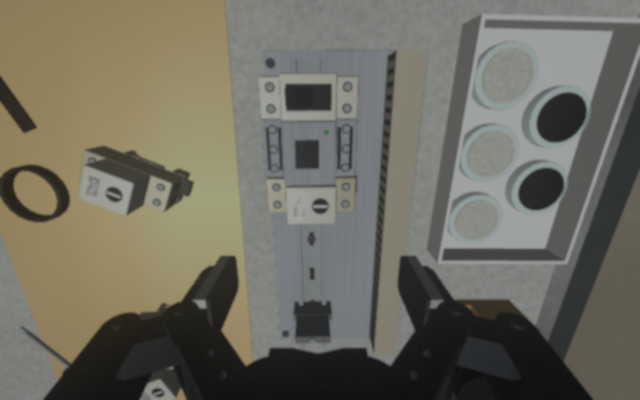

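View pics/w25a.png

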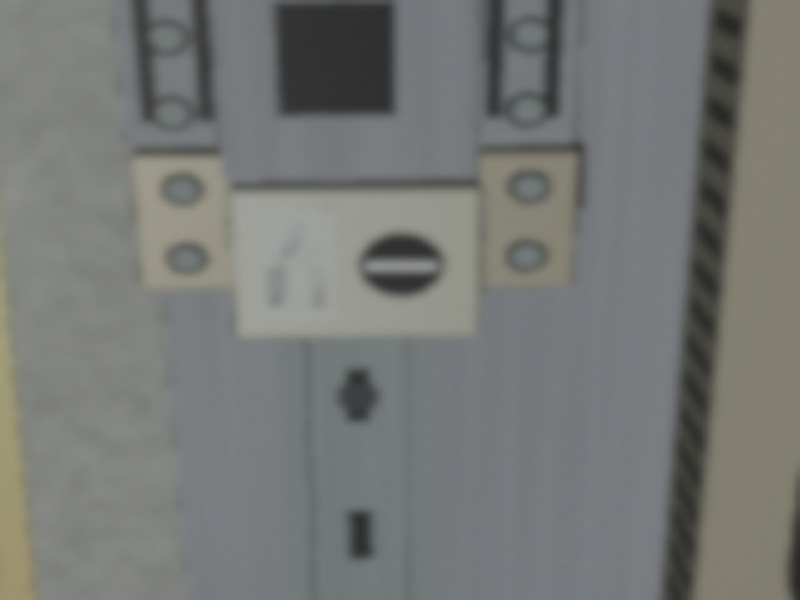

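```bash
python3 -m pendant '[-1,4,-188,17,0,0,29.6, -1,4,-188,17,0,0,29.6, -1,4,-188,17,0,0,29.6, -1,4,-188,17,0,0,29.6, -1,4,-188,17,0,0,29.6, -1,4,-188,17,0,0,29.6, -1,4,-188,17,0,0,29.6, -1,4,-188,17,0,0,29.6, -1,4,-188,17,0,0,29.6, -1,4,-188,17,0,0,29.6]'
python3 - <<'E'
from h import *
snap('wrist','w26.png',(250,160,410,300),5)
E
```

```text
clock: 44.58
position: [0.448, 0.0282, 0.2305]
tool_rot: [0.86, 0.51, 0.003, 0.001]
ft_force: [0.4, 0.7, -0.2]
gripper_width: 0.0856
```

View pics/w26.png

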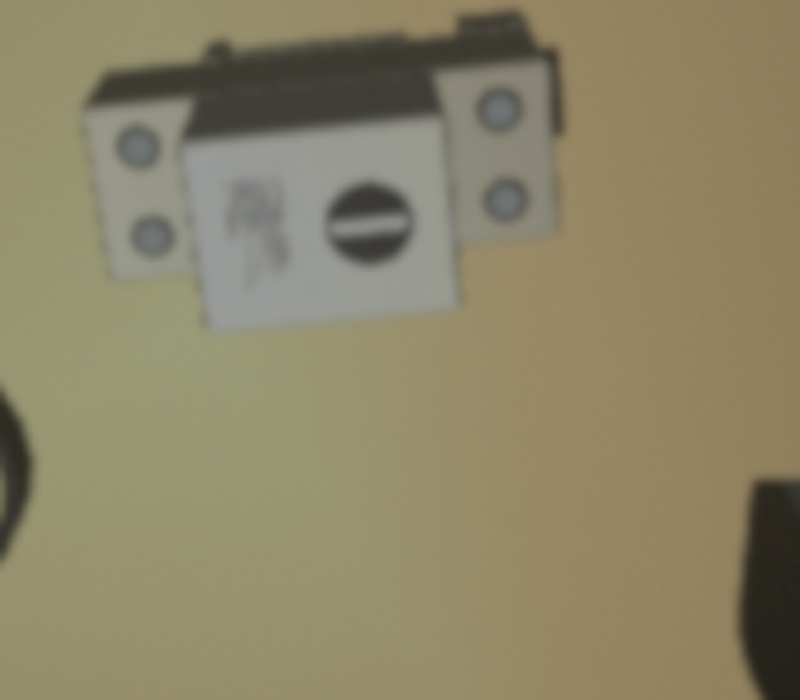

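```bash
cat > fr.py <<'E'
from h import *
import sys,json
def run(pts,x0,sc=5,off=(250,160)):
    s=cam('wrist')
    x,r=fit(s,RM,np.array(pts,float)/sc+np.array(off),x0,0); print(x.round(4),'res',np.abs(r).max().round(1))
    go([x[0],x[1],.068+.05],down(x[2]),gp=True); return x
E
python3 - <<'E'
from fr import *
run([[183,140],[443,118],[205,330],[462,307],[85,108],[548,60],[112,280],[557,233]],[.45,.03,-.5])
E
```

```text
[ 0.4476  0.0311 -0.399 ] res 1.3
shift mm [ 2.2 -1.9 58.4] turn deg [ 0.23 -0.21 -5.84] rows>=1.4
```

```bash
python3 -m pendant '[-1,2.2,-1.9,30,0.2,-0.2,-5.8, -1,2.2,-1.9,57,0.2,-0.2,-5.8, -1,2.2,-1.9,58,0.2,-0.2,-5.8, -1,2.2,-1.9,58,0.2,-0.2,-5.8, -1,2.2,-1.9,58,0.2,-0.2,-5.8, -1,2.2,-1.9,58,0.2,-0.2,-5.8]'
python3 - <<'E'
from h import *
go([.4476,.0311,.0685],down(-.399),gp=True)
E
```

```text
clock: 45.13
position: [0.448, 0.0309, 0.1742]
tool_rot: [0.833, 0.553, 0.001, 0.001]
ft_force: [-0.4, 0.2, 0.1]
gripper_width: 0.0856
shift mm [-0.1 -0.6 51.7] turn deg [ 0.2  -0.06 -0.06] rows>=1.2
```

```bash
python3 -m pendant '[-1,0,-0.5,25,0.2,0,0, -1,0,-0.5,49,0.2,0,0, -1,0,-0.5,51.5,0.2,0,0, -1,0,-0.5,51.5,0.2,0,0, -1,0,-0.5,51.5,0.2,0,0, 1,0,-0.5,51.5,0.2,0,0, 1,0,-0.5,51.5,0.2,0,0, 1,0,-0.5,51.5,0.2,0,0, 1,0,-0.5,51.5,0.2,0,0, 1,0,-0.5,51.5,0.2,0,0]' 100
python3 -m pendant '[1,0,0,0,0,0,0, 1,0,0,0,0,0,0]'
python3 - <<'E'
from h import *
T=cur(); print(T[:3,3].round(4), robot.sense()['ft_force'].round(1))
mod(-35,-5,55,22,L=T[2,3])
E
```

```text
clock: 45.97
position: [0.4474, 0.0312, 0.1223]
tool_rot: [0.833, 0.553, 0.0, -0.0]
ft_force: [0.2, 0.1, 6.1]
gripper_width: 0.0434
clock: 46.13
position: [0.4474, 0.0312, 0.1223]
tool_rot: [0.833, 0.553, 0.0, -0.0]
ft_force: [0.5, 0.2, 6.0]
gripper_width: 0.0435
[0.4474 0.0312 0.1223] [0.5 0.2 6. ]
shift mm [-17.4 125.6 -74.1] turn deg [-21.68   4.53 -23.62] rows>=4.5
```

```bash
python3 -m pendant '[1,0,0,-40,0,0,0, 1,0,10,-75,0,0,0, 1,-17,45,-80,-7,1.5,-8, 1,-17,80,-80,-14,3,-16, 1,-17,110,-76,-21,4.5,-23, 1,-17,126,-74,-21.7,4.5,-23.6, 1,-17,126,-74,-21.7,4.5,-23.6, 1,-17,126,-74,-21.7,4.5,-23.6, 1,-17,126,-74,-21.7,4.5,-23.6, 1,-17,126,-74,-21.7,4.5,-23.6]'
python3 - <<'E'
from h import *
mpose(.1223); mod(-20,12,10,22,L=.1223)
snap('wrist','w27.png')
s=cam('wrist'); T=cur()
f=lambda x,y,z: w2p(s,(T@np.array([x,y,z,1]))[:3])[0].round(1)
print(f(.018,-.0225,.046),f(.018,.0225,.046),f(-.018,-.0225,.046),f(-.018,.0225,.046))
E
```

```text
clock: 46.97
position: [0.5554, -0.0332, 0.1938]
tool_rot: [0.689, 0.7, 0.134, 0.132]
ft_force: [-0.6, -0.7, -1.5]
gripper_width: 0.0434
mod rail mm [-36.39  -4.45  52.22] tilt deg 21.73 roll 0.01 yaw -0.08 F [-0.6 -0.7 -1.5] w 0.0434
shift mm [16.4 -1.  45.3] turn deg [-0.27  0.01 -0.08] rows>=1.2
[269.1 253.9] [366.1 253.9] [273.2 316.7] [362.2 316.7]
```

View pics/w27.png

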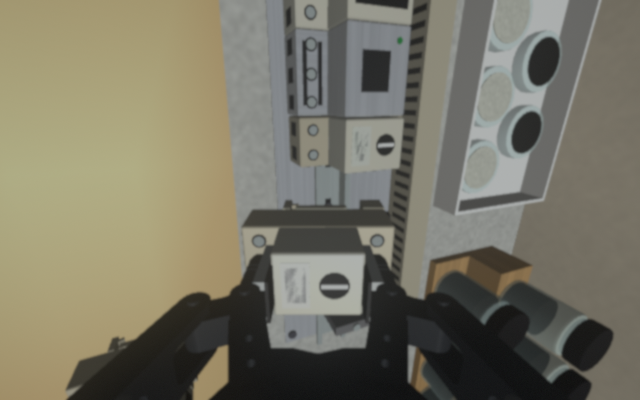

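```bash
python3 -m pendant '[1,6,0,12,0,0,0, 1,11,-0.5,24,0,0,0, 1,16,-1,36,-0.2,0,0, 1,16.4,-1,45,-0.2,0,0, 1,16.4,-1,45,-0.2,0,0, 1,16.4,-1,45,-0.2,0,0, 1,16.4,-1,45,-0.2,0,0]'
python3 - <<'E'
from h import *
mpose(.1223); mod(-14,12.5,-3.3,22,L=.1223)
E
```

```text
clock: 47.6
position: [0.5718, -0.017, 0.1529]
tool_rot: [0.688, 0.7, 0.136, 0.135]
ft_force: [0.9, 0.0, -2.2]
gripper_width: 0.0433
mod rail mm [-19.01  11.45  11.56] tilt deg 22.09 roll 0.04 yaw -0.02 F [ 0.9  0.  -2.2] w 0.0433
shift mm [ 1.  -0.8 15.7] turn deg [ 0.09  0.04 -0.02] rows>=0.4
```

```bash
python3 -m pendant '[1,1,-0.8,8,0,0,0, 1,1,-0.8,15.7,0,0,0, 1,1,-0.8,15.7,0,0,0, 1,1,-0.8,15.7,0,0,0, 1,1,-0.8,15.7,0,0,0]'
python3 - <<'E'
from h import *
mpose(.1223); mod(1,12.5,-3.2,22,L=.1223)
E
```

```text
clock: 48.02
position: [0.5765, -0.0158, 0.1371]
tool_rot: [0.688, 0.7, 0.136, 0.134]
ft_force: [0.4, 0.8, -1.2]
gripper_width: 0.0435
mod rail mm [-14.38  12.56  -4.23] tilt deg 22.03 roll 0.03 yaw -0.03 F [ 0.4  0.8 -1.2] w 0.0435
shift mm [-0.1 14.7  4.8] turn deg [ 0.03  0.03 -0.03] rows>=0.4
```

```bash
python3 -m pendant '[1,0,3,0.2,0,0,0, 1,0,8,2,0,0,0, 1,0,12,3.7,0,0,0, 1,0,14.7,4.8,0,0,0, 1,0,14.7,4.8,0,0,0, 1,0,14.7,4.8,0,0,0, 1,0,17,5.9,0,0,0, 1,0,18,6.3,0,0,0, 1,0,18,6.3,0,0,0]'
python3 - <<'E'
from h import *
mpose(.1223); rock(12.5,[18,14,10,7,4,2,0],.1223)
E
```

```text
clock: 48.77
position: [0.5938, -0.0153, 0.1368]
tool_rot: [0.688, 0.701, 0.134, 0.132]
ft_force: [-7.3, -0.2, 1.3]
gripper_width: 0.0432
mod rail mm [ 2.21 12.92 -4.84] tilt deg 21.67 roll -0.01 yaw 0.02 F [-7.3 -0.2  1.3] w 0.0432
18 [ 1.9 -5. ] shift mm [-0.4  7.5  0.3] turn deg [ 3.67 -0.01  0.01] rows>=0.5
14 [ 1.6 -6.4] shift mm [-0.4 15.2  2.3] turn deg [ 7.67 -0.01  0.02] rows>=1.1
10 [ 1.3 -7.7] shift mm [-0.4 22.8  4.9] turn deg [ 1.167e+01 -1.000e-02  2.000e-02] rows>=1.6
7 [ 1.  -8.7] shift mm [-0.4 28.4  7.1] turn deg [ 1.467e+01 -1.000e-02  2.000e-02] rows>=2.0
4 [ 0.6 -9.7] shift mm [-0.4 33.8  9.7] turn deg [ 1.767e+01 -1.000e-02  2.000e-02] rows>=2.5
2 [  0.3 -10.4] shift mm [-0.4 37.3 11.6] turn deg [ 1.967e+01 -1.000e-02  2.000e-02] rows>=2.7
0 [  0. -11.] shift mm [-0.4 40.8 13.6] turn deg [ 2.167e+01 -1.000e-02  2.000e-02] rows>=3.0
```

```bash
python3 -m pendant '[1,0,4,0,2,0,0, 1,0,8,0.4,3.9,0,0, 1,0,12,1.4,6,0,0, 1,0,15.7,2.5,7.9,0,0, 1,0,19.5,3.8,9.9,0,0, 1,0,23.3,5.1,11.9,0,0, 1,0,28,7.1,14.7,0,0, 1,0,33.5,9.7,17.7,0,0, 1,0,37.5,11.6,19.7,0,0, 1,0,41,13.6,21.7,0,0]'
python3 - <<'E'
from h import *
mpose(.1223)
E
python3 -m pendant '[1,0,0,2,0,0,0, 1,0,-1,4,0.5,0,0, 1,0,-1,5.5,1,0,0, 1,0,-1,5.5,1,0,0]'
python3 - <<'E'
from h import *
mpose(.1223)
E
```

```text
clock: 49.6
position: [0.6379, -0.0146, 0.1408]
tool_rot: [0.701, 0.713, -0.0, -0.0]
ft_force: [-5.7, 0.7, 1.5]
gripper_width: 0.0432
mod rail mm [ 1.12 12.83 -9.53] tilt deg -0.0 roll -0.0 yaw -0.02 F [-5.7  0.7  1.5] w 0.0432
clock: 49.93
position: [0.639, -0.0147, 0.1393]
tool_rot: [0.701, 0.713, -0.004, -0.003]
ft_force: [-7.8, 0.9, 13.6]
gripper_width: 0.0435
mod rail mm [  0.96  12.65 -10.95] tilt deg -0.58 roll 0.02 yaw -0.02 F [-7.8  0.9 13.6] w 0.0435
```

Seated at z = −10.95; now a pull test, then slide toward the first module.

```bash
python3 -m pendant '[1,0,-1,-3,-0.5,0,0, 1,0,-1,-8,-1,0,0, 1,0,-1,-9,-2,0,0, 1,0,-1,-9,-2,0,0]'
python3 - <<'E'
from h import *
mpose(.1223)
E
python3 -m pendant '[1,0,0,5,0.5,0,0, 1,0,0,5,1,0,0, 1,2,0,5,1,0,0, 1,4,0,5,1,0,0, 1,6,0,5,1,0,0, 1,7.5,0,5,1,0,0, 1,7.5,0,5,1,0,0]'
python3 - <<'E'
from h import *
mpose(.1223)
E
```

```text
clock: 50.27
position: [0.6346, -0.0147, 0.1405]
tool_rot: [0.701, 0.713, 0.007, 0.007]
ft_force: [4.2, -1.8, -20.0]
gripper_width: 0.0432
mod rail mm [ 0.21 12.76 -9.73] tilt deg 1.1 roll -0.0 yaw -0.04 F [  4.2  -1.8 -20. ] w 0.0432
clock: 50.85
position: [0.6371, -0.0099, 0.1403]
tool_rot: [0.701, 0.713, -0.0, 0.005]
ft_force: [-2.9, -11.8, -3.6]
gripper_width: 0.043
mod rail mm [ 1.11 16.67 -9.97] tilt deg 0.34 roll 0.39 yaw -0.01 F [ -2.9 -11.8  -3.6] w 0.043
```

```bash
python3 -m pendant '[1,6,0,3,0,0,0, -1,-1,0,3,0,0,0, -1,-1,0,3,0,0,0, -1,-1,0,3,0,0,0, -1,-1,0,3,0,0,0, -1,-1,0,-35,0,0,0, -1,-1,0,-75,0,0,0, -1,-1,0,-100,0,0,0, -1,-1,0,-100,0,0,0]'
python3 - <<'E'
from h import *
s=snap('wrist','w28.png',(220,80,420,230),4)
go([.464,-.168,.235],down(.05))
E
```

```text
clock: 51.6
position: [0.64, -0.0076, 0.2488]
tool_rot: [0.701, 0.713, 0.007, 0.008]
ft_force: [0.5, 0.7, 0.8]
gripper_width: 0.0858
shift mm [-157.3 -177.8    7.6] turn deg [ 0.93  0.08 -1.83] rows>=5.7
```

View pics/w28.png

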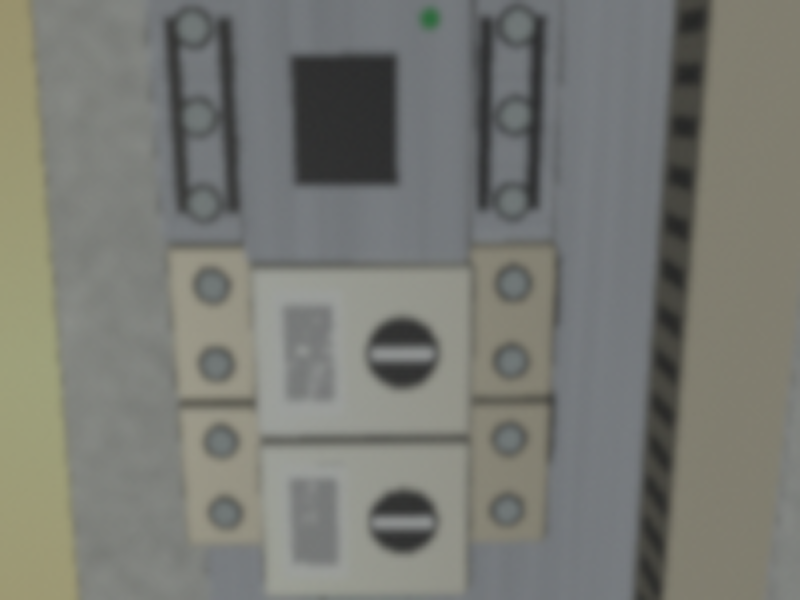

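Both modules stand flush against the supply (rows at x≈262–470 in the crop). Next module C.

```bash
python3 -m pendant '[-1,-157,-178,0,0.9,0,-1.8, -1,-157,-178,0,0.9,0,-1.8, -1,-157,-178,0,0.9,0,-1.8, -1,-157,-178,0,0.9,0,-1.8, -1,-157,-178,0,0.9,0,-1.8, -1,-157,-178,8,0.9,0,-1.8, -1,-157,-178,8,0.9,0,-1.8, -1,-157,-178,8,0.9,0,-1.8, -1,-157,-178,8,0.9,0,-1.8, -1,-157,-178,8,0.9,0,-1.8]'
python3 - <<'E'
from h import *
snap('wrist','w29.png',(250,160,410,300),5)
E
```

```text
clock: 52.48
position: [0.4618, -0.1675, 0.2304]
tool_rot: [0.689, 0.725, -0.003, -0.003]
ft_force: [-0.3, 0.1, -0.3]
gripper_width: 0.0853
```

View pics/w29.png

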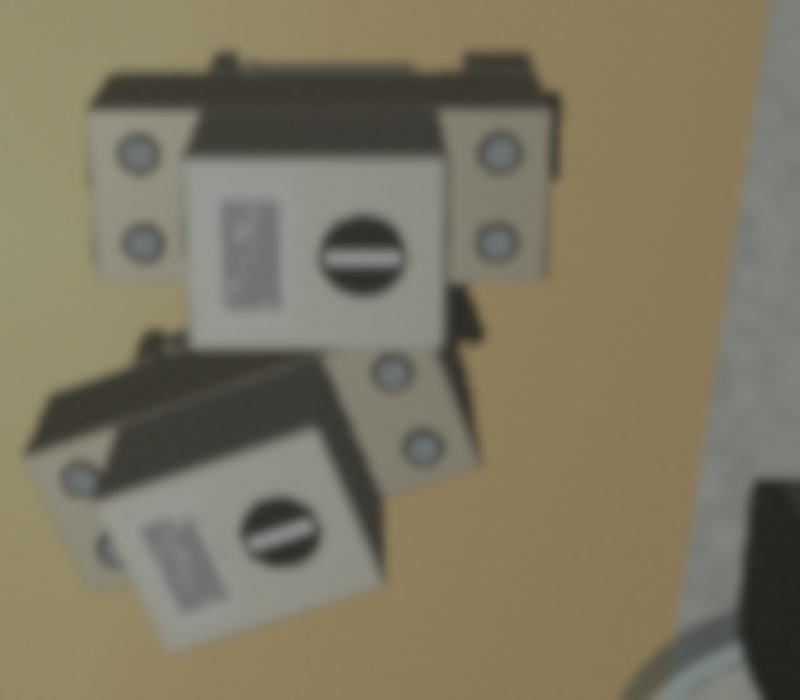

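```bash
python3 - <<'E'
from fr import *
run([[187,156],[445,156],[190,348],[445,348],[88,108],[550,108],[97,278],[548,277]],[.46,-.17,0])
run([[97,500],[317,428],[170,652],[383,578],[25,455],[320,360],[95,590],[480,465]],[.45,-.22,.4])
E
```

```text
[ 0.4572 -0.1709  0.0545] res 1.3
shift mm [-3.3 -4.3 58.6] turn deg [-0.54 -0.   -0.25] rows>=1.4
[ 0.4435 -0.23    0.4591] res 17.1
shift mm [-61.6 -20.9  58.8] turn deg [ -0.53  -0.11 -23.43] rows>=3.3
```

```bash
python3 -m pendant '[-1,-3.3,-4.3,30,-0.5,0,-0.2, -1,-3.3,-4.3,57,-0.5,0,-0.2, -1,-3.3,-4.3,58,-0.5,0,-0.2, -1,-3.3,-4.3,58,-0.5,0,-0.2, -1,-3.3,-4.3,58,-0.5,0,-0.2, -1,-3.3,-4.3,58,-0.5,0,-0.2]'
python3 - <<'E'
from h import *
go([.4572,-.1709,.0685],down(.0545),gp=True)
E
```

```text
clock: 53.03
position: [0.4577, -0.172, 0.1747]
tool_rot: [0.688, 0.725, 0.0, 0.001]
ft_force: [0.1, -0.2, 0.3]
gripper_width: 0.0853
shift mm [ 1.3 -0.5 52.2] turn deg [ 0.11  0.11 -0.11] rows>=1.3
```

```bash
python3 -m pendant '[-1,1.3,-0.5,25,0.1,0,0, -1,1.3,-0.5,49,0.1,0,0, -1,1.3,-0.5,52,0.1,0,0, -1,1.3,-0.5,52,0.1,0,0, -1,1.3,-0.5,52,0.1,0,0, 1,1.3,-0.5,52,0.1,0,0, 1,1.3,-0.5,52,0.1,0,0, 1,1.3,-0.5,52,0.1,0,0, 1,1.3,-0.5,52,0.1,0,0, 1,1.3,-0.5,52,0.1,0,0]' 100
python3 -m pendant '[1,0,0,0,0,0,0, 1,0,0,0,0,0,0]'
python3 - <<'E'
from h import *
T=cur(); print(T[:3,3].round(4), robot.sense()['ft_force'].round(1))
mod(-35,-45,55,22,L=T[2,3])
E
```

```text
clock: 53.87
position: [0.4567, -0.1711, 0.1222]
tool_rot: [0.689, 0.725, -0.001, 0.001]
ft_force: [0.2, 0.5, 4.2]
gripper_width: 0.043
clock: 54.03
position: [0.4567, -0.1711, 0.1222]
tool_rot: [0.689, 0.725, -0.001, 0.001]
ft_force: [-0.4, -0.5, 6.5]
gripper_width: 0.043
[ 0.4567 -0.1711  0.1222] [-0.4 -0.5  6.5]
shift mm [ 91.8 105.2 -74.3] turn deg [-22.01  -0.27   1.97] rows>=3.8
```

```bash
python3 -m pendant '[1,0,0,-40,0,0,0, 1,15,5,-75,0,0,0, 1,45,35,-80,-7,0,0.6, 1,70,65,-80,-14,0,1.2, 1,85,90,-76,-21,-0.2,1.8, 1,92,105,-74,-22,-0.3,2, 1,92,105,-74,-22,-0.3,2, 1,92,105,-74,-22,-0.3,2, 1,92,105,-74,-22,-0.3,2, 1,92,105,-74,-22,-0.3,2]'
python3 - <<'E'
from h import *
mpose(.1222); mod(-20,-24,10,22,L=.1222)
snap('wrist','w30.png')
E
```

```text
clock: 54.87
position: [0.5556, -0.0738, 0.1941]
tool_rot: [0.689, 0.7, 0.135, 0.132]
ft_force: [-0.4, -0.3, -1.9]
gripper_width: 0.0428
mod rail mm [-36.88 -44.86  52.62] tilt deg 21.79 roll -0.03 yaw -0.11 F [-0.4 -0.3 -1.9] w 0.0428
shift mm [20.9 -0.6 45.9] turn deg [-0.21 -0.03 -0.1 ] rows>=1.2
```

View pics/w30.png

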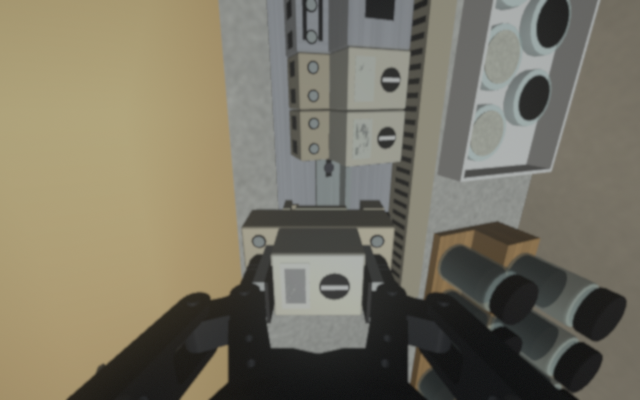

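```bash
python3 -m pendant '[1,7,0,12,0,0,0, 1,14,-0.5,24,0,0,0, 1,20,-0.6,36,-0.2,0,0, 1,21,-0.6,46,-0.2,0,0, 1,21,-0.6,46,-0.2,0,0, 1,21,-0.6,46,-0.2,0,0, 1,21,-0.6,46,-0.2,0,0]'
python3 - <<'E'
from h import *
mpose(.1222); mod(-14,-23.5,-3.3,22,L=.1222)
E
```

```text
clock: 55.5
position: [0.5725, -0.0524, 0.1521]
tool_rot: [0.688, 0.7, 0.137, 0.134]
ft_force: [-0.1, 1.3, -1.9]
gripper_width: 0.0433
mod rail mm [-18.96 -23.86  10.84] tilt deg 22.1 roll -0.02 yaw -0.1 F [-0.1  1.3 -1.9] w 0.0433
shift mm [ 0.4 -0.5 15. ] turn deg [ 0.1  -0.02 -0.09] rows>=0.4
```

```bash
python3 -m pendant '[1,0.4,-0.5,8,0,0,0, 1,0.4,-0.5,15,0,0,0, 1,0.4,-0.5,15,0,0,0, 1,0.4,-0.5,15,0,0,0, 1,0.4,-0.5,15,0,0,0]'
python3 - <<'E'
from h import *
mpose(.1222); mod(1,-23.5,-3.2,22,L=.1222)
E
```

```text
clock: 55.92
position: [0.5773, -0.0514, 0.1371]
tool_rot: [0.688, 0.7, 0.137, 0.134]
ft_force: [-0.0, -0.4, -1.6]
gripper_width: 0.043
mod rail mm [-14.25 -22.81  -4.18] tilt deg 22.03 roll -0.05 yaw -0.07 F [-0.  -0.4 -1.6] w 0.043
shift mm [-0.6 14.6  4.8] turn deg [ 0.03 -0.05 -0.06] rows>=0.4
```

```bash
python3 -m pendant '[1,-0.5,3,0.2,0,0,0, 1,-0.5,8,2,0,0,0, 1,-0.5,12,3.7,0,0,0, 1,-0.5,14.7,4.8,0,0,0, 1,-0.5,14.7,4.8,0,0,0, 1,-0.5,14.7,4.8,0,0,0, 1,-0.5,17,5.9,0,0,0, 1,-0.5,18,6.3,0,0,0, 1,-0.5,18,6.3,0,0,0]'
python3 - <<'E'
from h import *
mpose(.1222); rock(-23.5,[10,0],.1222)
E
```

```text
clock: 56.67
position: [0.5947, -0.0513, 0.1367]
tool_rot: [0.688, 0.701, 0.135, 0.131]
ft_force: [-7.3, -0.3, 1.5]
gripper_width: 0.0431
mod rail mm [  2.42 -22.91  -4.84] tilt deg 21.68 roll -0.1 yaw -0.02 F [-7.3 -0.3  1.5] w 0.0431
10 [ 1.3 -7.7] shift mm [-0.4 22.6  4.8] turn deg [ 1.168e+01 -1.100e-01 -1.000e-02] rows>=1.6
0 [  0. -11.] shift mm [-0.4 40.6 13.5] turn deg [21.68 -0.11 -0.  ] rows>=3.0
```

```bash
python3 -m pendant '[1,0,4,0,2,0,0, 1,0,8,0.4,3.9,0,0, 1,0,12,1.4,6,0,0, 1,0,15.7,2.5,7.9,0,0, 1,0,19.5,3.8,9.9,0,0, 1,0,23.3,5.1,11.9,0,0, 1,0,28,7.1,14.7,0,0, 1,0,33.5,9.7,17.7,0,0, 1,0,37.5,11.6,19.7,0,0, 1,0,41,13.6,21.7,0,0]'
python3 -m pendant '[1,0,0,2,0,0,0, 1,0,-1,4,0.5,0,0, 1,0,-1,5.5,1,0,0, 1,0,-1,5.5,1,0,0]'
python3 - <<'E'
from h import *
mpose(.1222)
E
python3 -m pendant '[1,0,-1,-3,-0.5,0,0, 1,0,-1,-8,-1,0,0, 1,0,-1,-9,-2,0,0, 1,0,-1,-9,-2,0,0]'
python3 - <<'E'
from h import *
mpose(.1222)
E
```

```text
clock: 57.5
position: [0.6387, -0.0507, 0.1407]
tool_rot: [0.701, 0.713, 0.001, -0.001]
ft_force: [-5.3, -0.8, 1.4]
gripper_width: 0.0434
clock: 57.83
position: [0.6398, -0.0507, 0.1393]
tool_rot: [0.701, 0.713, -0.003, -0.004]
ft_force: [-6.7, 1.6, 14.2]
gripper_width: 0.0433
mod rail mm [  1.18 -23.23 -10.92] tilt deg -0.57 roll -0.07 yaw -0.02 F [-6.7  1.6 14.2] w 0.0433
clock: 58.17
position: [0.6354, -0.0508, 0.1404]
tool_rot: [0.701, 0.713, 0.007, 0.006]
ft_force: [3.4, -1.6, -20.6]
gripper_width: 0.0431
mod rail mm [  0.3  -23.11  -9.75] tilt deg 1.1 roll -0.1 yaw -0.06 F [  3.4  -1.6 -20.6] w 0.0431
```

Clicked (holds 20 N pull). Slide it up and release.

```bash
python3 -m pendant '[1,0,0,6,0.5,0,0, 1,0,0,6,1,0,0, 1,2,0,6,1,0,0, 1,4,0,6,1,0,0, 1,6,0,6,1,0,0, 1,7,0,6,1,0,0, 1,7,0,6,1,0,0]'
python3 - <<'E'
from h import *
mpose(.1222)
E
python3 -m pendant '[1,-1,0,1,0,0,0, -1,-1,0,1,0,0,0, -1,-1,0,1,0,0,0, -1,-1,0,1,0,0,0, -1,-1,0,1,0,0,0, -1,-1,0,-35,0,0,0, -1,-1,0,-75,0,0,0, -1,-1,0,-100,0,0,0, -1,-1,0,-100,0,0,0]'
python3 - <<'E'
from h import *
s=snap('wrist','w31.png',(220,50,420,250),3)
go([.4435,-.23,.235],down(.46))
E
```

```text
clock: 58.75
position: [0.6379, -0.0459, 0.1395]
tool_rot: [0.701, 0.713, 0.001, 0.004]
ft_force: [-3.9, -9.6, -1.2]
gripper_width: 0.0434
mod rail mm [  1.34 -18.99 -10.7 ] tilt deg 0.36 roll 0.24 yaw -0.0 F [-3.9 -9.6 -1.2] w 0.0434
clock: 59.5
position: [0.6407, -0.0452, 0.2476]
tool_rot: [0.701, 0.713, 0.007, 0.008]
ft_force: [1.1, -0.4, 1.2]
gripper_width: 0.0852
shift mm [-181.6 -199.3    6. ] turn deg [  0.9    0.23 -25.37] rows>=6.5
```

View pics/w31.png

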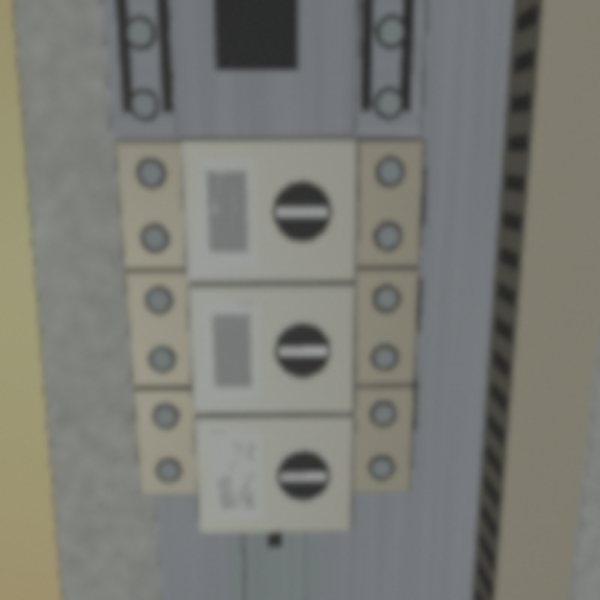

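```bash
python3 -m pendant '[-1,-182,-199,0,0.9,0,-25, -1,-182,-199,0,0.9,0,-25, -1,-182,-199,0,0.9,0,-25, -1,-182,-199,0,0.9,0,-25, -1,-182,-199,0,0.9,0,-25, -1,-182,-199,0,0.9,0,-25, -1,-182,-199,6,0.9,0,-25, -1,-182,-199,6,0.9,0,-25, -1,-182,-199,6,0.9,0,-25, -1,-182,-199,6,0.9,0,-25]'
python3 - <<'E'
from h import *
snap('wrist','w32.png',(250,160,410,300),5)
E
```

```text
clock: 60.38
position: [0.4414, -0.2298, 0.2304]
tool_rot: [0.53, 0.848, -0.003, -0.004]
ft_force: [-0.1, -0.5, -1.4]
gripper_width: 0.0853
```

View pics/w32.png

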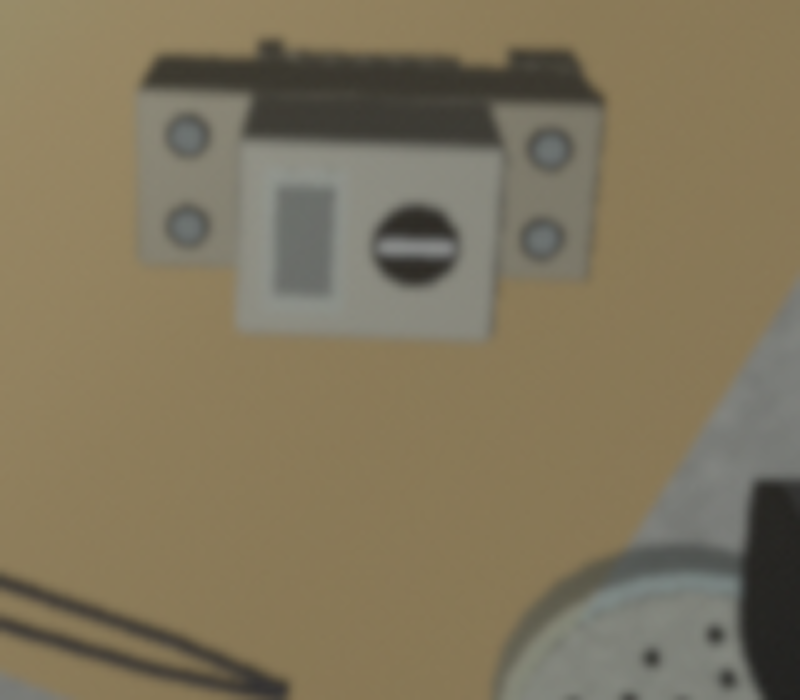

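```bash
python3 - <<'E'
from fr import *
run([[242,138],[503,147],[236,332],[490,342],[138,88],[603,100],[137,262],[588,280]],[.45,-.22,.4])
E
```

```text
[ 0.4456 -0.2286  0.4191] res 1.1
shift mm [-1.   4.4 58.7] turn deg [-0.51 -0.13  2.01] rows>=1.4
```

```bash
python3 -m pendant '[-1,-1,4.4,30,-0.5,0,2, -1,-1,4.4,57,-0.5,0,2, -1,-1,4.4,58,-0.5,0,2, -1,-1,4.4,58,-0.5,0,2, -1,-1,4.4,58,-0.5,0,2, -1,-1,4.4,58,-0.5,0,2]'
python3 - <<'E'
from h import *
go([.4456,-.2286,.0685],down(.419),gp=True)
E
```

```text
clock: 60.93
position: [0.4464, -0.2297, 0.1751]
tool_rot: [0.545, 0.839, 0.0, 0.001]
ft_force: [-0.1, -0.3, 1.2]
gripper_width: 0.0853
shift mm [ 1.4 -0.3 52.6] turn deg [0.07 0.06 0.01] rows>=1.3
```

```bash
python3 -m pendant '[-1,1.4,-0.3,25,0.1,0,0, -1,1.4,-0.3,49,0.1,0,0, -1,1.4,-0.3,52.4,0.1,0,0, -1,1.4,-0.3,52.4,0.1,0,0, -1,1.4,-0.3,52.4,0.1,0,0, 1,1.4,-0.3,52.4,0.1,0,0, 1,1.4,-0.3,52.4,0.1,0,0, 1,1.4,-0.3,52.4,0.1,0,0, 1,1.4,-0.3,52.4,0.1,0,0, 1,1.4,-0.3,52.4,0.1,0,0]' 100
python3 -m pendant '[1,0,0,0,0,0,0, 1,0,0,0,0,0,0]'
python3 - <<'E'
from h import *
T=cur(); print(T[:3,3].round(4), robot.sense()['ft_force'].round(1))
mod(-35,-70,55,22,L=T[2,3])
E
```

```text
clock: 61.77
position: [0.4451, -0.2289, 0.1223]
tool_rot: [0.545, 0.839, -0.001, 0.0]
ft_force: [0.9, -0.2, 4.1]
gripper_width: 0.0432
clock: 61.93
position: [0.4451, -0.2289, 0.1223]
tool_rot: [0.545, 0.839, -0.001, 0.0]
ft_force: [-0.6, 0.2, 6.1]
gripper_width: 0.0434
[ 0.4451 -0.2289  0.1223] [-0.6  0.2  6.1]
shift mm [ 73.2 155.4 -74.3] turn deg [-21.74  -4.35  22.69] rows>=4.5
```

```bash
python3 -m pendant '[1,0,0,-40,0,0,0, 1,10,15,-75,0,0,0, 1,30,50,-80,-7,-1.4,7.5, 1,50,85,-80,-14,-2.8,15, 1,65,120,-76,-21,-4.2,22, 1,73,155,-74,-21.7,-4.3,22.7, 1,73,155,-74,-21.7,-4.3,22.7, 1,73,155,-74,-21.7,-4.3,22.7, 1,73,155,-74,-21.7,-4.3,22.7, 1,73,155,-74,-21.7,-4.3,22.7]'
python3 - <<'E'
from h import *
mpose(.1223); mod(-20,-60,10,22,L=.1223)
snap('wrist','w33.png')
E
```

```text
clock: 62.77
position: [0.5559, -0.0989, 0.194]
tool_rot: [0.688, 0.7, 0.135, 0.131]
ft_force: [0.6, 0.4, -1.4]
gripper_width: 0.0431
mod rail mm [-37.13 -69.81  52.36] tilt deg 21.71 roll -0.13 yaw -0.04 F [ 0.6  0.4 -1.4] w 0.0431
shift mm [10.  -0.4 45.7] turn deg [-0.29 -0.13 -0.04] rows>=1.1
```

View pics/w33.png

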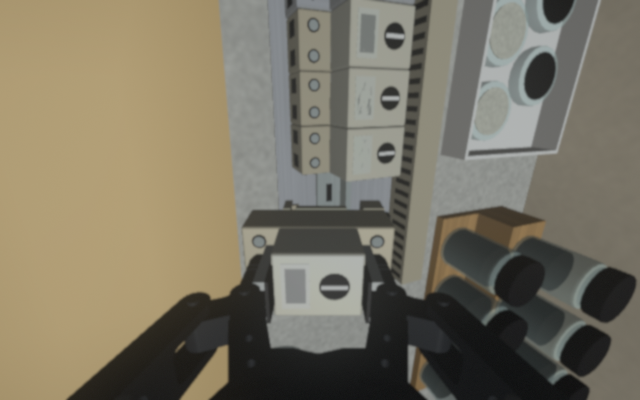

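```bash
python3 -m pendant '[1,3,0,12,0,0,0, 1,7,-0.5,24,0,0,0, 1,9,-0.5,36,-0.2,0,0, 1,10,-0.5,46,-0.2,0,0, 1,10,-0.5,46,-0.2,0,0, 1,10,-0.5,46,-0.2,0,0, 1,10,-0.5,46,-0.2,0,0]'
python3 - <<'E'
from h import *
mpose(.1223); mod(-14,-59.5,-3.3,22,L=.1223)
E
```

```text
clock: 63.4
position: [0.573, -0.0882, 0.1515]
tool_rot: [0.688, 0.7, 0.137, 0.133]
ft_force: [0.6, 0.2, -1.4]
gripper_width: 0.0434
mod rail mm [-19.24 -59.39  10.1 ] tilt deg 22.01 roll -0.13 yaw -0.06 F [ 0.6  0.2 -1.4] w 0.0434
shift mm [ 0.1 -0.1 14.4] turn deg [ 0.01 -0.13 -0.06] rows>=0.3
```

```bash
python3 -m pendant '[1,0,0,8,0,0,0, 1,0,0,14,0,0,0, 1,0,0,14,0,0,0, 1,0,0,14,0,0,0, 1,0,0,14,0,0,0]'
python3 - <<'E'
from h import *
mpose(.1223); mod(1,-59.5,-3.2,22,L=.1223)
E
```

```text
clock: 63.82
position: [0.5781, -0.088, 0.1385]
tool_rot: [0.688, 0.7, 0.137, 0.133]
ft_force: [0.3, -0.2, -1.1]
gripper_width: 0.0433
mod rail mm [-14.14 -59.3   -2.86] tilt deg 22.01 roll -0.13 yaw -0.06 F [ 0.3 -0.2 -1.1] w 0.0433
shift mm [ 0.1 13.9  6. ] turn deg [ 0.01 -0.13 -0.06] rows>=0.4
```

```bash
python3 -m pendant '[1,0,3,2.2,0,0,0, 1,0,7,3.8,0,0,0, 1,0,11,5.2,0,0,0, 1,0,13.9,6,0,0,0, 1,0,13.9,6,0,0,0, 1,0,13.9,6,0,0,0, 1,0,16,7,0,0,0, 1,0,17.3,7.5,0,0,0, 1,0,17.3,7.5,0,0,0]'
python3 - <<'E'
from h import *
mpose(.1223); rock(-59.5,[10,0],.1223)
E
```

```text
clock: 64.57
position: [0.5954, -0.0874, 0.1368]
tool_rot: [0.688, 0.701, 0.135, 0.131]
ft_force: [-7.0, 0.1, 1.1]
gripper_width: 0.0432
mod rail mm [  2.61 -58.9   -4.85] tilt deg 21.7 roll -0.19 yaw -0.01 F [-7.   0.1  1.1] w 0.0432
10 [ 1.3 -7.7] shift mm [-0.2 22.5  4.7] turn deg [ 1.17e+01 -1.90e-01  1.00e-02] rows>=1.6
0 [  0. -11.] shift mm [-0.2 40.5 13.4] turn deg [ 2.17e+01 -1.90e-01  2.00e-02] rows>=3.0
```

```bash
python3 -m pendant '[1,0,4,0,2,0,0, 1,0,8,0.4,3.9,0,0, 1,0,12,1.4,6,0,0, 1,0,15.7,2.5,7.9,0,0, 1,0,19.5,3.8,9.9,0,0, 1,0,23.3,5.1,11.9,0,0, 1,0,28,7.1,14.7,0,0, 1,0,33.5,9.7,17.7,0,0, 1,0,37.5,11.6,19.7,0,0, 1,0,41,13.6,21.7,0,0]'
python3 -m pendant '[1,0,0,2,0,0,0, 1,0,-1,4,0.5,0,0, 1,0,-1,5.5,1,0,0, 1,0,-1,5.5,1,0,0]'
python3 - <<'E'
from h import *
mpose(.1223)
E
python3 -m pendant '[1,0,-1,-3,-0.5,0,0, 1,0,-1,-8,-1,0,0, 1,0,-1,-9,-2,0,0, 1,0,-1,-9,-2,0,0]'
python3 - <<'E'
from h import *
mpose(.1223)
E
```

```text
clock: 65.4
position: [0.6395, -0.0869, 0.1407]
tool_rot: [0.701, 0.713, 0.001, -0.001]
ft_force: [-4.7, 0.1, 1.5]
gripper_width: 0.0434
clock: 65.73
position: [0.6406, -0.0869, 0.1393]
tool_rot: [0.701, 0.713, -0.002, -0.004]
ft_force: [-5.6, 2.1, 14.6]
gripper_width: 0.0435
mod rail mm [  1.37 -59.27 -10.97] tilt deg -0.54 roll -0.14 yaw 0.02 F [-5.6  2.1 14.6] w 0.0435
clock: 66.07
position: [0.6358, -0.0865, 0.1404]
tool_rot: [0.701, 0.713, 0.008, 0.005]
ft_force: [2.4, -0.5, -17.7]
gripper_width: 0.043
mod rail mm [ -0.06 -58.58  -9.85] tilt deg 1.04 roll -0.24 yaw -0.03 F [  2.4  -0.5 -17.7] w 0.043
```

Clicked. Slide up, release, back away.

```bash
python3 -m pendant '[1,0,0,6,0.5,0,0, 1,0,0,6,1,0,0, 1,2,0,6,1,0,0, 1,4,0,6,1,0,0, 1,6,0,6,1,0,0, 1,7,0,6,1,0,0, 1,7,0,6,1,0,0]'
python3 - <<'E'
from h import *
mpose(.1223)
E
python3 -m pendant '[1,-1,0,1,0,0,0, -1,-1,0,1,0,0,0, -1,-1,0,1,0,0,0, -1,-1,0,1,0,0,0, -1,-1,0,1,0,0,0, -1,-1,0,-35,0,0,0, -1,-1,0,-75,0,0,0, -1,-15,0,-100,0,0,0, -1,-15,0,-100,0,0,0]'
python3 - <<'E'
from h import *
s=snap('wrist','w34.png')
E
```

```text
clock: 66.65
position: [0.6386, -0.0818, 0.1395]
tool_rot: [0.701, 0.714, 0.002, 0.003]
ft_force: [-3.6, -7.5, -0.3]
gripper_width: 0.0431
mod rail mm [  1.51 -54.78 -10.8 ] tilt deg 0.39 roll 0.15 yaw 0.04 F [-3.6 -7.5 -0.3] w 0.0431
clock: 67.4
position: [0.6414, -0.0971, 0.2473]
tool_rot: [0.701, 0.713, 0.006, 0.008]
ft_force: [0.3, 0.1, 1.8]
gripper_width: 0.0852
```

View pics/w34.png

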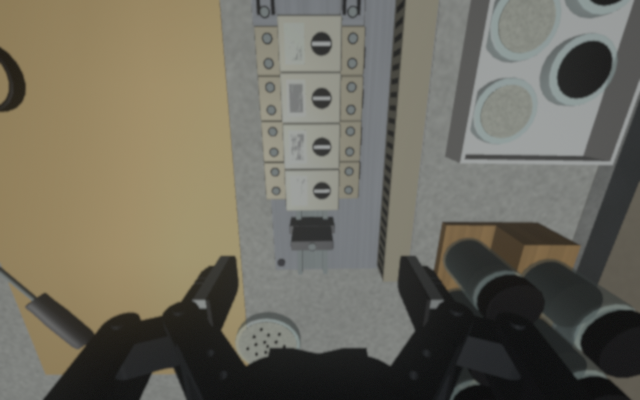

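```bash
python3 - <<'E'
from h import *
s=cam('wrist')
for u,v in [(312,240),(312,249),(291,244),(334,244)]: print(w2r(p2w(s,u,v,.08)).round(4))
go(r2w(0,-.142,.16),down(RYAW)); go(r2w(0,-.142,.107),down(RYAW))
cv2.imwrite('pics/w34a.png',cv2.resize(s['frame'][190:290,260:370],None,fx=6,fy=6,interpolation=cv2.INTER_CUBIC))
E
```

```text
[ 0.0015 -0.1078  0.052 ]
[ 0.0015 -0.1173  0.052 ]
[-0.0182 -0.1117  0.052 ]
[ 0.0222 -0.1122  0.052 ]
shift mm [-73.1  -2.8  55.8] turn deg [ 0.86  0.   -0.04] rows>=2.2
shift mm [-73.1  -3.6 108.8] turn deg [ 0.86  0.   -0.04] rows>=3.1
```

View pics/w34a.png

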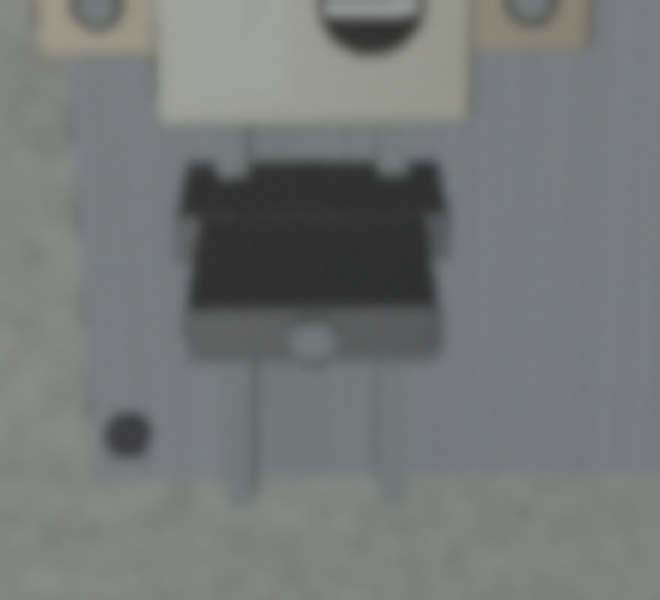

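```bash
python3 -m pendant '[1,-40,-2,10,0.8,0,0, 1,-73,-3,30,0.8,0,0, 1,-73,-3,60,0.8,0,0, 1,-73,-3,60,0.8,0,0, 1,-73,-3,90,0.8,0,0, 1,-73,-3,108,0.8,0,0, 1,-73,-3,108,0.8,0,0, 1,-73,-3,108,0.8,0,0, 1,-73,-3,108,0.8,0,0]'
python3 - <<'E'
from h import *
print((w2r(cur()[:3,3])*1000).round(1),robot.sense()['ft_force'].round(1))
go(r2w(0,-.142,.107),down(RYAW))
E
```

```text
clock: 68.2
position: [0.6375, -0.1675, 0.1316]
tool_rot: [0.701, 0.714, -0.002, -0.003]
ft_force: [-0.5, 0.0, 2.1]
gripper_width: 0.0001
[  -2.  -140.   103.6] [-0.5  0.   2.1]
shift mm [-2.   2.  -3.5] turn deg [-0.4  -0.12  0.05] rows>=0.1
```

```bash
python3 -m pendant '[1,4,2,0,0,0,0, 1,8,2,0,0,0,0, 1,12,2,0,0,0,0, 1,16,2,0,0,0,0, 1,20,2,0,0,0,0, 1,24,2,0,0,0,0, 1,28,2,0,0,0,0, 1,32,2,0,0,0,0, 1,36,2,0,0,0,0, 1,38,2,0,0,0,0]'
python3 - <<'E'
from h import *
print((w2r(cur()[:3,3])*1000).round(1),robot.sense()['ft_force'].round(1))
E
```

```text
clock: 69.03
position: [0.638, -0.1293, 0.1301]
tool_rot: [0.701, 0.713, -0.002, -0.004]
ft_force: [0.1, -1.6, 1.8]
gripper_width: -0.0
[  -0.8 -101.9  102.1] [ 0.1 -1.6  1.8]
```

```bash
python3 -m pendant '[1,2,0,0,0,0,0, 1,4,0,0,0,0,0, 1,6,0,0,0,0,0, 1,8,0,0,0,0,0]'
python3 - <<'E'
from h import *
print((w2r(cur()[:3,3])*1000).round(1),robot.sense()['ft_force'].round(1))
snap('wrist','w35.png',(220,50,420,250),3)
E
```

```text
clock: 69.37
position: [0.6379, -0.1219, 0.1301]
tool_rot: [0.701, 0.713, -0.002, -0.004]
ft_force: [-0.1, -3.7, 0.5]
gripper_width: 0.0
[ -0.8 -94.5 102.1] [-0.1 -3.7  0.5]
```

View pics/w35.png

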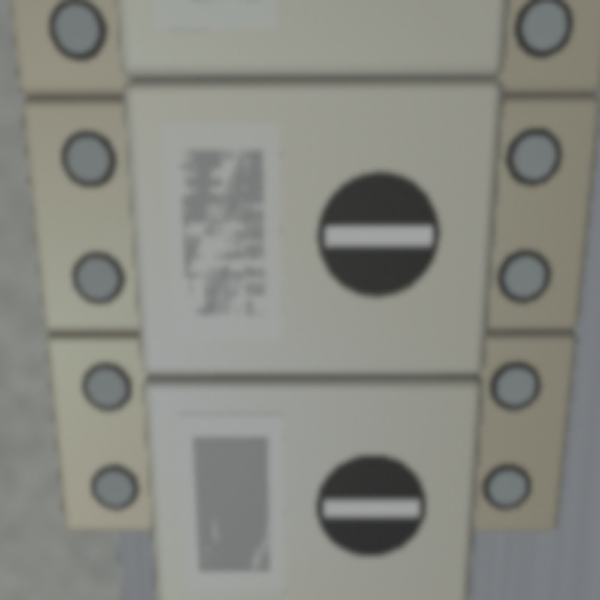

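```bash
python3 -m pendant '[1,1.5,0,0,0,0,0, 1,3,0,0,0,0,0, 1,4.5,0,0,0,0,0, 1,5.5,0,0,0,0,0, 1,5.5,0,0,0,0,0]'
python3 - <<'E'
from h import *
print((w2r(cur()[:3,3])*1000).round(1),robot.sense()['ft_force'].round(1))
E
```

```text
clock: 69.83
position: [0.6379, -0.1211, 0.1303]
tool_rot: [0.701, 0.713, -0.005, 0.0]
ft_force: [0.5, -18.1, -2.0]
gripper_width: 0.0001
[ -0.8 -93.7 102.3] [  0.5 -18.1  -2. ]
```

```bash
python3 -m pendant '[1,-10,0,0,0,0,0, 1,-30,0,0,0,0,0, 1,-35,0,-40,0,0,0, 1,-35,0,-80,0,0,0, 1,-5,0,-115,0,0,0, 1,-5,0,-115,0,0,0, 1,-5,0,-115,0,0,0]'
python3 - <<'E'
from h import *
snap('wrist','w36.png')
s=snap('scene','s11.png',(220,180,380,300),5)
E
```

```text
clock: 70.42
position: [0.6402, -0.1204, 0.2487]
tool_rot: [0.7, 0.714, -0.0, -0.002]
ft_force: [-0.8, -0.6, -0.4]
gripper_width: -0.0
```

View pics/w36.png

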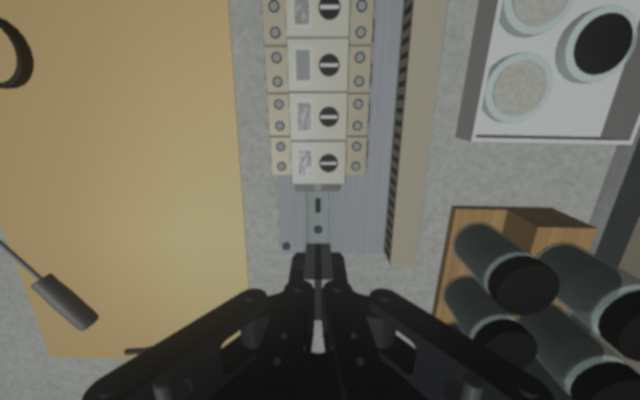

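View pics/s11.png

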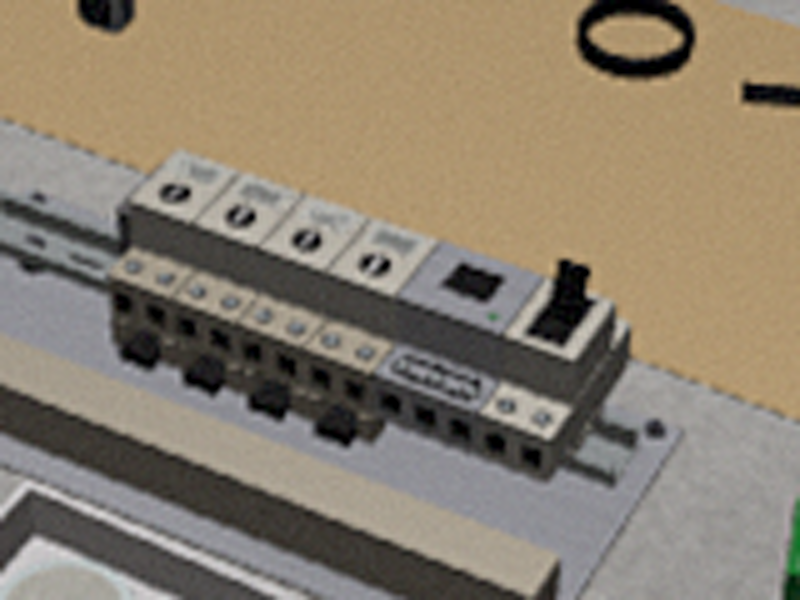

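```bash
python3 - <<'E'
from h import *
go(r2w(-.050,.143,.20),down(RYAW)); 
E
```

```text
shift mm [236.7 -49.3  17.2] turn deg [-0.61 -0.22  0.04] rows>=5.8
```

```bash
python3 -m pendant '[1,237,-49,0,-0.3,-0.1,0, 1,237,-49,0,-0.3,-0.1,0, 1,237,-49,0,-0.3,-0.1,0, 1,237,-49,0,-0.3,-0.1,0, 1,237,-49,0,-0.3,-0.1,0, 1,237,-49,17,-0.3,-0.1,0, 1,237,-49,17,-0.3,-0.1,0, 1,237,-49,17,-0.3,-0.1,0, 1,237,-49,17,-0.3,-0.1,0]'
python3 - <<'E'
from h import *
go(r2w(-.048,.143,.148),down(RYAW)); go(r2w(-.003,.143,.148),down(RYAW))
E
```

```text
clock: 71.27
position: [0.5849, 0.1138, 0.227]
tool_rot: [0.701, 0.713, -0.002, -0.003]
ft_force: [-0.2, -0.2, -0.7]
gripper_width: 0.0002
shift mm [ 0.9  2.  51. ] turn deg [-0.4  -0.01 -0.01] rows>=1.2
shift mm [ 0.9 47.  50.7] turn deg [-0.4  -0.01 -0.01] rows>=1.7
```

```bash
python3 -m pendant '[1,1,2,30,-0.3,0,0, 1,1,2,51,-0.3,0,0, 1,1,2,51,-0.3,0,0, 1,1,15,51,-0.3,0,0, 1,1,25,51,-0.3,0,0, 1,1,35,51,-0.3,0,0, 1,1,42,51,-0.3,0,0, 1,1,45,51,-0.3,0,0, 1,1,48,51,-0.3,0,0, 1,1,49,51,-0.3,0,0]'
python3 - <<'E'
from h import *
print((w2r(cur()[:3,3])*1000).round(1),robot.sense()['ft_force'].round(1))
E
```

```text
clock: 72.1
position: [0.6319, 0.1152, 0.1798]
tool_rot: [0.701, 0.713, -0.004, -0.003]
ft_force: [-22.4, -2.9, 18.1]
gripper_width: -0.0002
[ -2.6 142.7 151.8] [-22.4  -2.9  18.1]
```

```bash
python3 -m pendant '[1,0,-10,-5,0,0,0, 1,0,-30,-20,0,0,0, 1,0,-30,-80,0,0,0, 1,0,-30,-90,0,0,0, 1,0,-30,-90,0,0,0]'
python3 - <<'E'
from h import *
snap('wrist','w37.png',(220,80,420,260),4)
s=snap('scene','s12.png',(220,180,380,300),5)
E
```

```text
clock: 72.52
position: [0.6075, 0.1153, 0.2771]
tool_rot: [0.701, 0.713, 0.006, 0.005]
ft_force: [0.4, 0.6, 2.0]
gripper_width: -0.0002
```

View pics/w37.png

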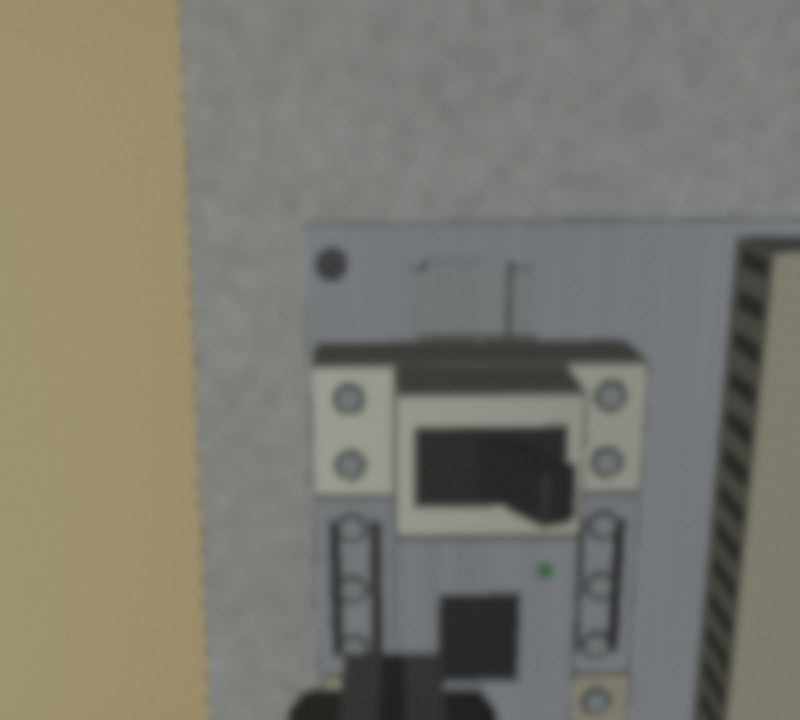

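View pics/s12.png

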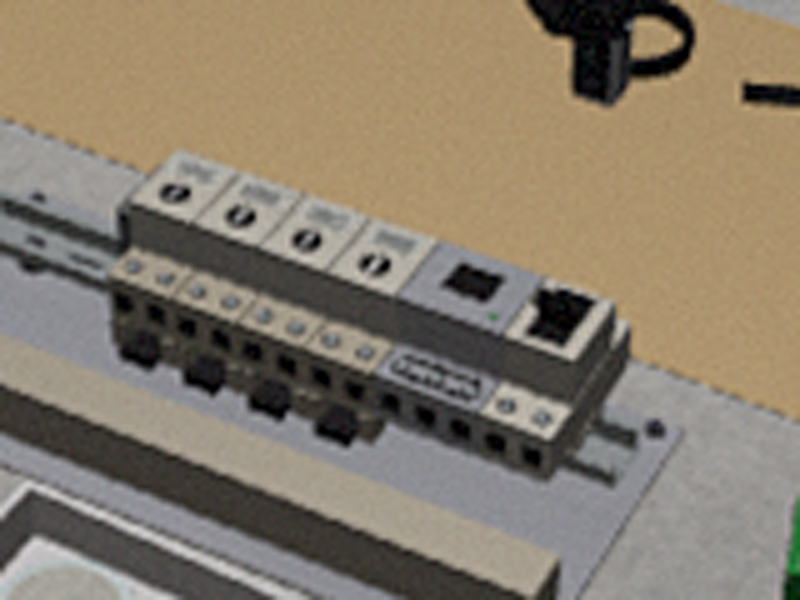

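```bash
python3 - <<'E'
from h import *
s=cam('wrist')
print(w2r(p2w(s,220+573/4,80+495/4,.1125)).round(4))
o=r2w(0,.143,.062)
for a in (.3,.4,.5):  # lean
    L=[r2w(np.sin(a)*.028+.0045*np.cos(a),.143+dy,.062+.028*np.cos(a)-.0045*np.sin(a)) for dy in (-.007,.007)]
    print(a,((w2p(s,L)-[220,80])*4).round(0).tolist())
snap('wrist','x.png')
t=robot.snapshot('top'); cv2.imwrite('pics/t3.png',cv2.resize(t['frame'][90:290,90:490],None,fx=2,fy=2,interpolation=cv2.INTER_CUBIC))
E
```

```text
[0.0165 0.1426 0.0845]
0.3 [[556.0, 528.0], [559.0, 467.0]]
0.4 [[566.0, 525.0], [569.0, 465.0]]
0.5 [[575.0, 522.0], [579.0, 463.0]]
```

View pics/t3.png

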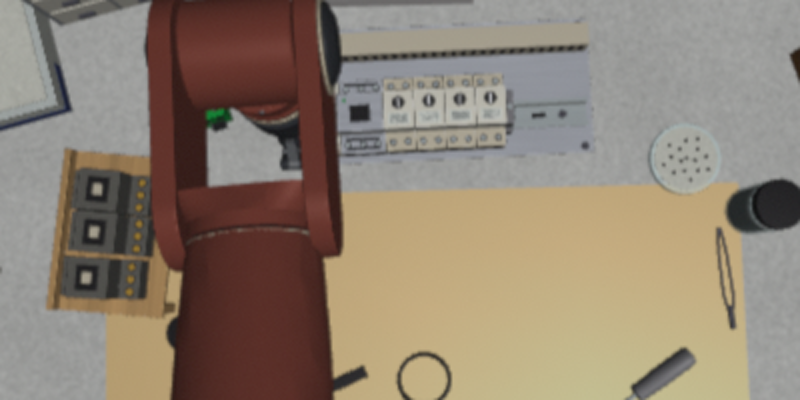

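```bash
python3 - <<'E'
from h import *
st=robot.sense(); print(st['clock'],st['ft_force'].round(1)); print(robot.job_done())
E
```

```text
72.7167 [ 0.2 -0.3 -0.3]
the job is handed in; nothing more can be done
None
```

The swap is done and handed in at 72.7 s of the 210 s allowed; the hand-in returned no verdict.

I switched the plate off and stood the three worn contactors in one row on the shelf. I then clipped all four relay modules onto the rail and closed them up against the supply. Last, I pushed the end clamp against the fourth module and switched the plate back on.

**Last checks**
- **Modules:** each read about 11 mm below the rail top and within 0.6° of upright when pressed home. Each held an upward pull of 14 to 20 N, so I take all four feet as clicked, though I could not read the foot joints directly.
- **Row and clamp:** the row looked flush in the last pictures. The clamp stopped within about 1 mm of its expected place under 18 N.
- **Switch:** the toggle reached its stop at about 22 N. The picture puts its lean at about 0.47 rad of the full 0.5.
- **Worn contactors:** they look upright, with gaps of roughly 2 mm and 5 mm. I judged those gaps from pictures, and they did not fully agree with where I released the contactors: by up to about 7 mm for the middle one and 4 mm for the first.

**What went wrong on the way**
- While carrying the second worn contactor I bumped the first one on the shelf. I straightened it and moved the third one closer.
- The first module hit the supply on its first approach with a wrist force of about 60 N and turned in the grip. I stood it back on the bench and picked it up again.
- One waiting module got shifted a few centimetres. I found it again in the pictures and used it there.

The dish, tweezers and tall jar showed no visible movement in the last overhead picture. The arm hid most of the small jar in that view. The arm was touching nothing at hand-in, with the force reading near zero.

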